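# Line up printed roller sections in a V-trough jig and clamp the row

## Robot

A 6-joint arm with a two-finger parallel gripper is mounted at the origin on the work surface. World frame = base frame: x ahead of the robot, y to its left, z up, the work surface at z = 0. Lengths are in m, angles in rad, forces in N, time in s.
With the tool pointing down it reaches from about 0.35 to 0.775 m from the base axis. Payload 5.5 kg.
Tool frame: the origin (TCP) lies at the very end of the fingers, on their centre line; the grasp point (between the pads) lies hold_point_z behind it (hold_point_z is the distance from the TCP to the grasp point, in m); x points along the fingers, y is the direction in which the jaws open and shut, and the axes are right-handed (so a half turn about x gives the same grasp; the last joint's range is limited). The gripper opens to 85 mm and grips with 20 to 120 N. Pads are 22 mm wide; open, the fingers measure 114 mm over their backs; the gripper's body (76 mm by 85 mm) begins 54 mm behind the grasp point. The pads swing forward as they close: fully open they stand 13 mm farther back than shut.
Start: joints at [-1.314, 0.313, 0.046, 1.304, 0, 1.431], TCP at [0.222, -0.53, 0.231] pointing down, gripper open.
Joint ranges: [-2.76, 2.76], [-0.86, 1.69], [-1.03, 1.26], [-2.2, 2.34], [-1.47, 1.5], [-3.14, 3.14]. Speed limits (rad/s): [2.57, 2.57, 3.14, 3.14, 3.14, 3.14].

## Interface

Orientations are given as a unit quaternion [w, x, y, z].
In Python, from workcell import * gives the robot as it stands. The module is installed in compiled form; this text tells all that it offers.
- The arm moves only by the tool step_arm, never from a script. Its argument "targets" is a list of rows, each a list of 3 entries, a list of its own where there are three numbers: the turn, a rotation vector about the tool's x, y, z in degrees, then the shift along the tool's x, y, z in cm, then the finger opening in cm, from 0 to 8.54. A call has exactly 10 rows; each row shifts and turns the commanded pose from where the row before left it, along the tool's axes as they then stand; what a row does not reach is not made up. A row lasts 1/10 s, in which the tool goes at most 50 mm and 8.59 degrees, less where a joint would pass 70% of its speed; a pose out of reach is approached as far as the arm can. A call with a gripper value outside its range is refused whole. The fingers move at their own pace and stop on an object; "force" is the grip in N (left out, the last holds). Time passes only in rows, so rows that do not move let the fingers close, or fill a call up. It gives the time, the measured TCP pose, the force and the opening at its end, in the units of the state.
- get_state(): the state, without advancing time (a new reading comes with each control period).
- read_camera(name): name is "scene" or "top"; returns the picture (384x512x3 uint8, red, green, blue); there is no depth.
- camera_model(name): a dict with "fx", "fy", "cx", "cy" (pixels), "xyz" and "rotation" of the camera in the world. Camera axes: x right, y down, z forward; pixel columns grow to the right and rows downward; lengths in m; the calibration is good to about 2 mm. A picture is of the moment at which its call begins. camera_model takes no time and is no camera call.
- hand_in(): hands the job in, once; it reports no verdict.
Trained networks look in the newest picture that a camera, given by its name, has taken for a name from the list of things; names that differ only in an ending like _2 or _b are one class to them, and where a whole thing is asked for, a point or a joint stands for the part that bears it (a point fixed in the world has none). Each returns a list of dicts, best first, with "p" (0 to 1); they miss things now and then, are a little off and sometimes report something else, mostly with a low value. They report only what shows in the picture. A call takes as long as a camera call. They do not tell look-alikes from the thing itself.
- find_in(camera, label): "extent" ([left, top, width, height] in pixels, round what is visible of it).
- silhouettes(camera, label): "mask" (384x512 bool, what is visible of it) and "extent" ([left, top, width, height] in pixels, round what is visible of it).
The state is a dict: "clock": time; "joint_pos": joint angles; "qvel": joint speeds; "tau": joint torques, N m; "tcp_pos": TCP position; "orientation": TCP orientation; "wrist_force": force on the tool from outside, world axes, zero at the start; "ft_torque": the same for the moment, N m; "finger_gap": finger opening in m.
Only numpy, scipy, OpenCV 4.12 (cv2) and the standard library are available. Lean on these libraries where they do the work, as an engineer would, in place of code of your own. Each camera call takes 0.05 s, during which the arm holds its last target.

## Task

Wind the jig's handwheel fully back first. Then tip every printed section standing on the print sheet into the V-trough so that they slide down into line against the end stop, and the yellow plug last of all, its black stub facing the ram. Wind the handwheel in to clamp the row until the spring pad is pressed about half-way back (some 6 of its 12 mm), let go, and leave the spool, the mug and the screwdriver alone.

Things in the scene. Friction and masses are not known exactly. Their poses are not given: they have to be found in the camera images.
- trough_stop (a point): On the fold of the V-trough at the face of the black end stop (low end), 45 mm above the bench. x: along the fold, uphill; y: across, level, towards the handwheel's side; z: square to the fold, up. A section or plug lying in the trough has its axis along x, 24 mm from the fold in z. The end stop reaches 44 mm along z. The grey rack housing stands at x 355-405 mm, 44 mm wide, up to z 47 mm.
- trough: The V-trough: aluminium angle bar 365 mm long, legs 20 mm wide, 2.5 mm thick, at 45 degrees either side of the fold, open upwards (leg edges 14 mm from the fold in y and z), sloping 20 degrees. It is slippery: a part laid in it slides down by itself to the stop or to the part below. Origin and axes as trough_stop.
- jig: The jig's fixed grey-green painted base, 430 x 110 mm, 18 mm thick, carrying the trough on black posts; origin on its underside, 5 mm from its middle, x along the trough's uphill direction, level.
- wheel_axis (a point): Centre of the upright handwheel beside the grey housing, 50 mm out from its side. The axis is level, along y of trough_stop. Black rim of 14 mm round bar on a circle of 55 mm radius; thin spokes in the wheel's plane; boss of 14 mm radius, 12 mm either side; no crank knob. The rim's yellow mark is 20 degrees downhill of the top at joint value 0. The rim can be pinched from above across its thickness.
- wheel (a joint): Turn of the handwheel, rad: 0 = wound fully back (hard stop), up to 8.0. It grows as the top of the rim goes downhill, towards the end stop, and drives the ram 24 mm per rad down the trough by rack and pinion. Stiff: 0.45 N m, about 8 N at the rim, plus up to 7 N against the pad's spring; it stays where it is left.
- pad (a joint): How far the ram's spring pad is pushed back into the ram, in m: 0 = fully out, 0.012 = bottomed. Spring 1.2 N per mm with 2.4 N preload. A red stem, 12 mm long when the pad is free, shows between pad and ram and gets shorter as the pad is pushed back.
- pad_face (a point): Centre of the face of the black rubber pad (29 mm diameter, 6 mm thick) at the tip of the steel ram, facing the stop down the trough, 24 mm from the fold. With the wheel wound fully back it is 330 mm from the stop along the fold.
- plug_center (a point): End plug: yellow barrel 34 mm diameter, 32 mm long, with a black stub 20 mm diameter, 10 mm long on its one end; 42 mm in all; 35 g. The point is on its axis half-way along, 21 mm from either end; z along its axis, towards the stub. Stands stub up on the print sheet at the start (sheet 3 mm thick).
- plug_stub (a point): The centre of the end of the plug's stub.
- sheet: Thin black printer build sheet, 250 x 180 mm, 3 mm thick, with a tab on one long side, lying fixed on the bench; origin at the centre of its underside. The plug and the sections stand on it at the start, about 78 mm apart.
- spool: Bystander: full spool of pink filament lying flat, 200 mm diameter, 60 mm tall; origin at the centre of its underside.
- mug: Bystander: white mug, 80 mm across, 92 mm tall; origin at the centre of its underside.
- driver: Bystander: screwdriver with a green handle, 190 mm long, lying on the bench; origin on its underside.
- section1_center (a point): Printed roller section, pink, a sleeve 34 mm diameter and 38 mm long (its capped bore shows as a black disc on each end), 35 g; the point is its centre, z along its axis, either end alike. Stands upright on the print sheet at the start. May be absent (None from the start).
- section2_center (a point): Printed roller section, violet, a sleeve 34 mm diameter and 38 mm long (its capped bore shows as a black disc on each end), 35 g; the point is its centre, z along its axis, either end alike. Stands upright on the print sheet at the start. May be absent (None from the start).
- section3_center (a point): Printed roller section, ivory, a sleeve 34 mm diameter and 38 mm long (its capped bore shows as a black disc on each end), 35 g; the point is its centre, z along its axis, either end alike. Stands upright on the print sheet at the start. May be absent (None from the start).
- section4_center (a point): Printed roller section, teal, a sleeve 34 mm diameter and 38 mm long (its capped bore shows as a black disc on each end), 35 g; the point is its centre, z along its axis, either end alike. Stands upright on the print sheet at the start. May be absent (None from the start).
- section5_center (a point): Printed roller section, coral, a sleeve 34 mm diameter and 38 mm long (its capped bore shows as a black disc on each end), 35 g; the point is its centre, z along its axis, either end alike. Stands upright on the print sheet at the start. May be absent (None from the start).
There are look-alikes about, which are no part of the job. Of the things that look like the part that bears section2_center, the middle-sized one is meant.

How it is judged:
On the way, in this order (a step that is already met when the one before it is completed fails the run):
1. the handwheel is wound fully back (value of joint wheel below 0.12 rad), for 0.2 s.
2. every section lies in the V-trough, along its fold (x of section1_center in the frame of trough_stop between 0.01 and 0.2 m and y of section1_center in the frame of trough_stop between -0.005 and 0.005 m and z of section1_center in the frame of trough_stop between 0.02 and 0.028 m and angle between the z axis of each of section1_center, section2_center, section3_center, section4_center, section5_center and the x axis of trough_stop, either way round below 0.08 rad and x of section2_center in the frame of trough_stop between 0.01 and 0.2 m and y of section2_center in the frame of trough_stop between -0.005 and 0.005 m and z of section2_center in the frame of trough_stop between 0.02 and 0.028 m and x of section3_center in the frame of trough_stop between 0.01 and 0.2 m and y of section3_center in the frame of trough_stop between -0.005 and 0.005 m and z of section3_center in the frame of trough_stop between 0.02 and 0.028 m and x of section4_center in the frame of trough_stop between 0.01 and 0.2 m and y of section4_center in the frame of trough_stop between -0.005 and 0.005 m and z of section4_center in the frame of trough_stop between 0.02 and 0.028 m and x of section5_center in the frame of trough_stop between 0.01 and 0.2 m and y of section5_center in the frame of trough_stop between -0.005 and 0.005 m and z of section5_center in the frame of trough_stop between 0.02 and 0.028 m), for 0.2 s.
3. the plug lies in the trough above all the sections, stub towards the ram (x of plug_center in the frame of trough_stop between 0.01 and 0.24 m and y of plug_center in the frame of trough_stop between -0.005 and 0.005 m and z of plug_center in the frame of trough_stop between 0.02 and 0.028 m and angle between the z axis of plug_center and the x axis of trough_stop, either way round below 0.08 rad and z of pad_face in the frame of plug_center above 0.015 m and z of each of section1_center, section2_center, section3_center, section4_center, section5_center in the frame of plug_center below -0.02 m), for 0.2 s.
4. the ram's pad is wound against the plug and pressed about half-way back (value of joint pad between 0.003 and 0.0095 m and distance between plug_stub and pad_face below 0.006 m), for 0.2 s.
At the end, for the whole second after the job is handed in: All sections and the plug lie along the fold (within 0.08 rad, 5 mm sideways, 4 mm in height), the plug uphill of the sections, stub to the ram; the pad presses the stub (face centres within 6 mm) and is pushed back 3 to 9.5 mm of 12; the plug is at rest (all of step 2 and all of step 3 and all of step 4 and linear speed of plug below 0.02 m/s); the robot touches nothing.
It fails at once if the spool is pushed more than 3 cm or tipped (distance of spool from where it was at the start of the episode above 0.03 m or angle between spool's own z axis and vertical above 0.4 rad).
It fails at once if the mug is pushed more than 3 cm or tipped (distance of mug from where it was at the start of the episode above 0.03 m or angle between mug's own z axis and vertical above 0.4 rad).
It fails at once if the driver is pushed more than 3 cm or tipped (distance of driver from where it was at the start of the episode above 0.03 m).
Of section1, section2, section3, section4, section5 only 3 to 5 are there at a start; the rules pass over those that are not, and their reading is None.
At some moment in a run one of section1, section2, section3, section4, section5, plug may be knocked a few centimetres aside while the robot is not near it.
Once in a run the grip may slacken for a moment while it holds something.
It also fails if it takes over 210 s, if anything falls off the work surface, if the arm or the gripper's body presses on something with over 40 N, if the wrist force passes 120 N, or if a joint passes its speed limit or range.

## Working session

There is one attempt and no reset: what is moved stays moved. The work goes in short steps, Python scripts to look and compute and a tool call to move; the robot and the scene stay as the last step left them, time stands still between calls to the robot, and variables do not carry over. Pictures are saved under pics/ and viewed, and the job is handed in when it is done.

Besides the shell and the picture viewer there is one more tool, called after "Request:" as name(argument=value, ...) on one line, values as JSON. step_arm: Moves the arm, as the interface text tells. Its arguments: {"type":"object","properties":{"targets":{"type":"array","items":{"type":"array"}},"force":{"type":"number"}},"required":["targets"]}

```bash
mkdir -p pics; ls
python3 - <<'E'
from workcell import *
import cv2
s=get_state()
print(s)
for n in("scene","top"):
    im=read_camera(n); cv2.imwrite(f"pics/{n}0.png",im[:,:,::-1]); print(n,camera_model(n))
E
```

```text
pics
{'clock': 0.0, 'joint_pos': array([-1.31362426e+00,  3.14008403e-01,  4.49937232e-02,  1.30359389e+00,
        4.99748757e-06,  1.43124939e+00]), 'qvel': array([-1.89071632e-04, -3.54625704e-04, -6.87922473e-04,  2.42020677e-03,
        8.53998088e-05, -8.49648071e-04]), 'tau': array([-7.17147723e-04, -4.80624318e+01,  2.98535442e+01,  1.94134796e-02,
       -1.59345600e-04, -3.12694937e-08]), 'tcp_pos': array([ 0.22206869, -0.52984401,  0.23041034]), 'orientation': array([-0.13870358, -0.69320507, -0.13998302,  0.69327686]), 'wrist_force': array([-0.12863671,  0.4589302 ,  0.40372528]), 'ft_torque': array([-0.03101504, -0.02066257,  0.0031609 ]), 'finger_gap': 0.08520991717652887}
scene {'fx': 359.5718187620522, 'fy': 359.5718187620522, 'cx': 255.21813390214547, 'cy': 191.86863459176845, 'xyz': array([ 0.98194748, -0.68725296,  0.66427799]), 'rotation': array([-0.43170226,  0.85398815,  0.25824281, -0.13284597])}
top {'fx': 402.93610927405996, 'fy': 402.93610927405996, 'cx': 254.7768840482994, 'cy': 182.70860426852772, 'xyz': array([ 0.48206428, -0.09631574,  1.25013461]), 'rotation': array([-0.02319099,  0.71239591, -0.70042101,  0.03694133])}
```

View pics/scene0.png

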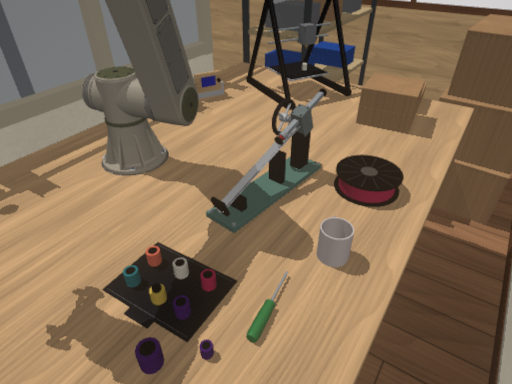

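View pics/top0.png

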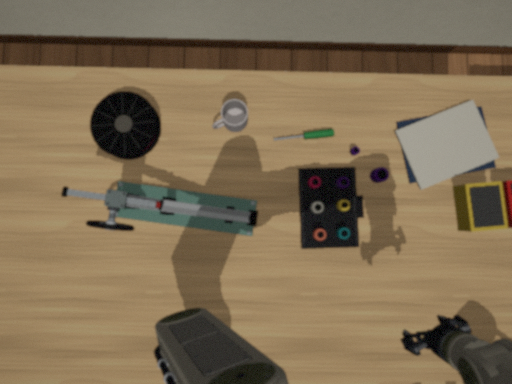

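```bash
cat > h.py <<'E'
from workcell import *
import numpy as np, cv2
from scipy.spatial.transform import Rotation as R
from scipy.optimize import least_squares
def q2r(q): return R.from_quat([q[1],q[2],q[3],q[0]])
CM={n:camera_model(n) for n in("scene","top")}
def ray(n,u,v):
    c=CM[n]; d=np.array([(u-c['cx'])/c['fx'],(v-c['cy'])/c['fy'],1.])
    return c['xyz'],q2r(c['rotation']).apply(d)
def atz(n,u,v,z):
    o,d=ray(n,u,v); return o+d*(z-o[2])/d[2]
def proj(n,p):
    c=CM[n]; q=q2r(c['rotation']).inv().apply(np.atleast_2d(p)-c['xyz'])
    return np.c_[c['fx']*q[:,0]/q[:,2]+c['cx'],c['fy']*q[:,1]/q[:,2]+c['cy']]
def tri(p1,p2):
    o1,d1=ray("scene",*p1);o2,d2=ray("top",*p2)
    A=np.c_[d1,-d2];t=np.linalg.lstsq(A,o2-o1,rcond=None)[0]
    a=o1+d1*t[0];b=o2+d2*t[1]; return (a+b)/2,np.linalg.norm(a-b)
def snap(n,name,box=None,k=1):
    im=read_camera(n)
    c=im if box is None else im[box[1]:box[3],box[0]:box[2]]
    c=cv2.resize(c,None,fx=k,fy=k,interpolation=cv2.INTER_CUBIC)
    cv2.imwrite(f"pics/{name}.png",c[:,:,::-1]); return im
E
python3 - <<'E'
from h import *
snap("top","t1",(50,160,270,260),3.6)
snap("scene","s1",(190,70,350,240),3.5)
snap("top","t2",(280,130,400,260),4.5)
snap("scene","s2",(90,230,300,384),3.7)
E
```

```text
(no output)
```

View pics/t1.png

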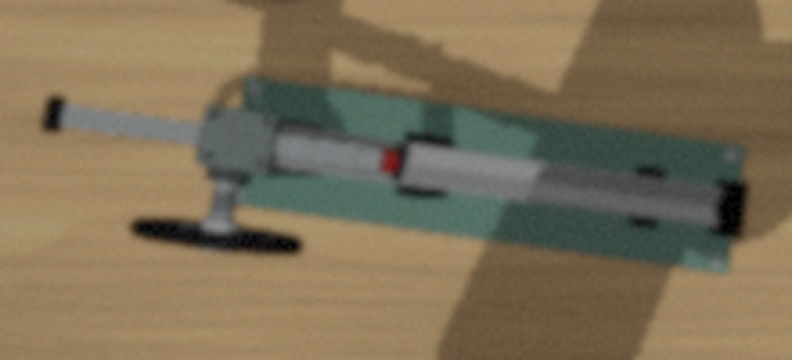

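View pics/s1.png

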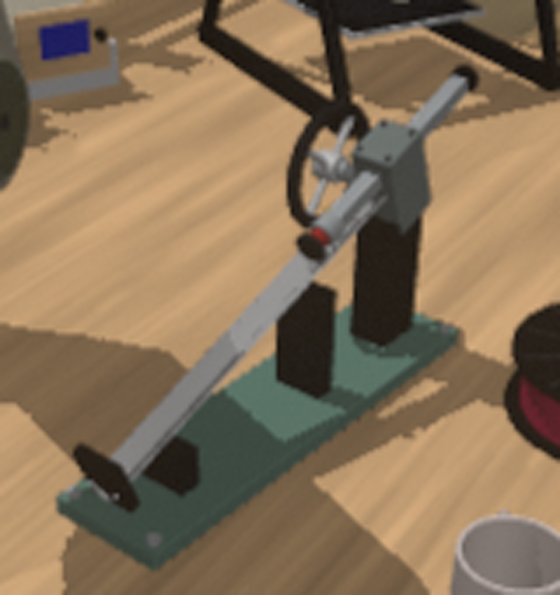

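View pics/t2.png

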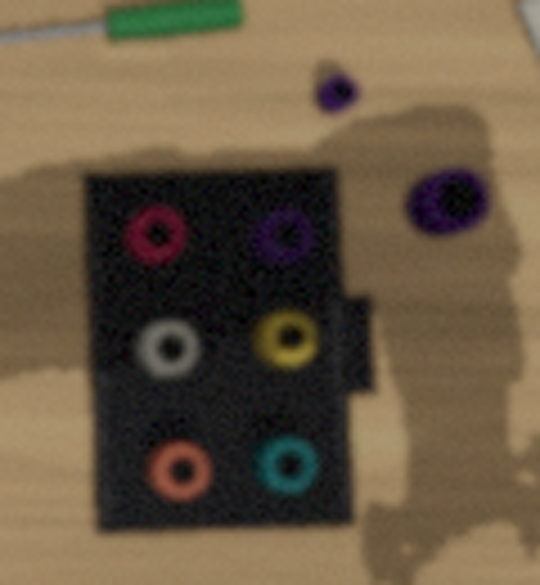

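View pics/s2.png

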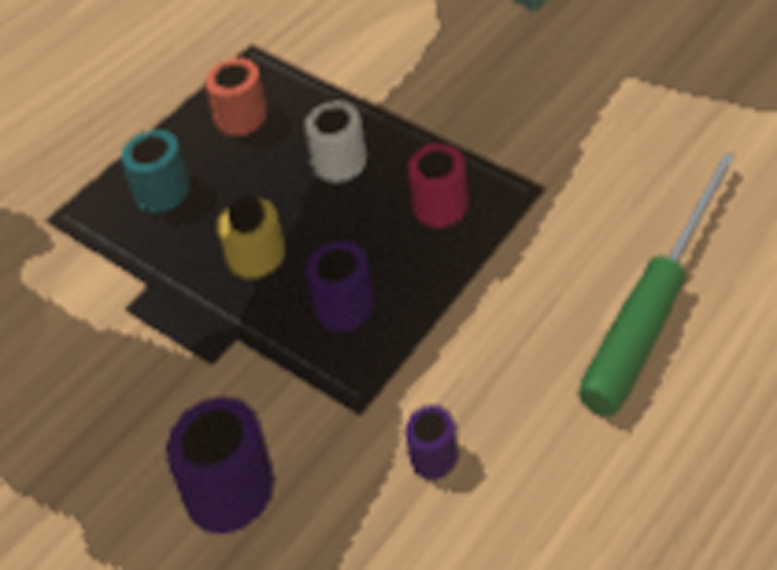

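Run:
```python
from h import *
t=lambda u,v:((u+.5)/3.6+50-.5,(v+.5)/3.6+160-.5)
s=lambda u,v:((u+.5)/3.5+190-.5,(v+.5)/3.5+70-.5)
# base corners (a along uphill, b toward wheel side)
obs=[("top",t(250,78),(.215,-.055)),("top",t(745,148),(-.215,-.055)),("top",t(728,270),(-.215,.055)),
("scene",s(62,492),(-.215,.055)),("scene",s(153,550),(-.215,-.055)),("scene",s(461,335),(.215,-.055))]
def f(p):
    r=[]
    for n,px,(a,b) in obs:
        c,sn=np.cos(p[2]),np.sin(p[2])
        w=[p[0]+c*a-sn*b,p[1]+sn*a+c*b,.018]
        r+=list(proj(n,w)[0]-px)
    return r
for w0 in ([.46,.1,1.5],):
    q=least_squares(f,w0);print(q.x,q.cost,np.round(q.fun,1))
p=q.x
u=np.array([np.cos(p[2]),np.sin(p[2])])
for px in [t(718,203),]:
    for z in(.045,.059):
        w=atz("top",*px,z); d=w[:2]-p[:2]; print("stop",z,w,d@u,d@[-u[1],u[0]])
```

```text
[0.50673568 0.09417531 1.44457973] 9.062630874225256 [-1.9 -1.4  0.1 -0.7 -0.3  1.3 -1.9  1.1  0.2  1.7 -0.  -1.6]
stop 0.045 [ 0.48508243 -0.10357969  0.045     ] -0.19890766163165727 -0.003412736916999611
stop 0.059 [ 0.48504737 -0.1034953   0.059     ] -0.1988283615383146 -0.0033673316027607383
```

```bash
cat >> h.py <<'E'
def frame(x,y,yaw,z=.045,sl=np.deg2rad(20)):
    X=np.array([np.cos(yaw)*np.cos(sl),np.sin(yaw)*np.cos(sl),np.sin(sl)])
    Y=np.array([-np.sin(yaw),np.cos(yaw),0]); Z=np.cross(X,Y)
    return np.array([x,y,z]),np.c_[X,Y,Z]
E
cat > ov.py <<'E'
from h import *
def draw(P,Rm,box,k,n,name,pad=None,wc=None,im=None):
    im=read_camera(n) if im is None else im
    c=cv2.resize(im[box[1]:box[3],box[0]:box[2]],None,fx=k,fy=k,interpolation=cv2.INTER_CUBIC)[:,:,::-1].copy()
    def L(pts,col):
        w=P+np.array(pts)@Rm.T
        q=(proj(n,w)+.5-np.array(box[:2]))*k-.5
        cv2.polylines(c,[np.round(q).astype(int)],False,col,1)
    for b in(-.01414,.01414): L([[0,b,.01414],[.365,b,.01414]],(0,255,255))
    L([[0,0,0],[.365,0,0]],(0,0,255))
    L([[0,.014,.044],[0,-.014,.044],[0,-.014,0],[0,.014,0],[0,.014,.044]],(0,255,0))
    L([[.355,-.022,.047],[.405,-.022,.047],[.405,.022,.047],[.355,.022,.047],[.355,-.022,.047]],(255,0,255))
    th=np.linspace(0,2*np.pi,40)
    if pad is not None: L([[pad,.0145*np.cos(a),.024+.0145*np.sin(a)] for a in th],(255,255,0))
    if wc is not None: L([[wc[0]+.055*np.cos(a),wc[1],wc[2]+.055*np.sin(a)] for a in th],(255,255,255))
    cv2.imwrite(f"pics/{name}.png",c)
E
python3 - <<'E'
from ov import *
P,Rm=frame(.486,-.103,1.4446)
t=lambda u,v:((u+.5)/3.6+50-.5,(v+.5)/3.6+160-.5)
s=lambda u,v:((u+.5)/3.5+190-.5,(v+.5)/3.5+70-.5)
w,e=tri(s(330,165),t(217,237)); print(w,e,Rm.T@(w-P))
w,e=tri(s(312,245),t(405,165)); print('pad',w,e,Rm.T@(w-P))
draw(P,Rm,(50,160,270,260),3.6,"top","o1",.19,(.38,.072,.024))
draw(P,Rm,(190,70,350,240),3.5,"scene","o2",.19,(.38,.072,.024))
E
```

```text
[0.45421248 0.26568277 0.16909662] 0.0008079840749296534 [ 0.38237745  0.07793776 -0.00711314]
pad [0.51151862 0.13273288 0.16146512] 0.005420894545811319 [0.26260645 0.00435403 0.02835866]
```

View pics/o1.png

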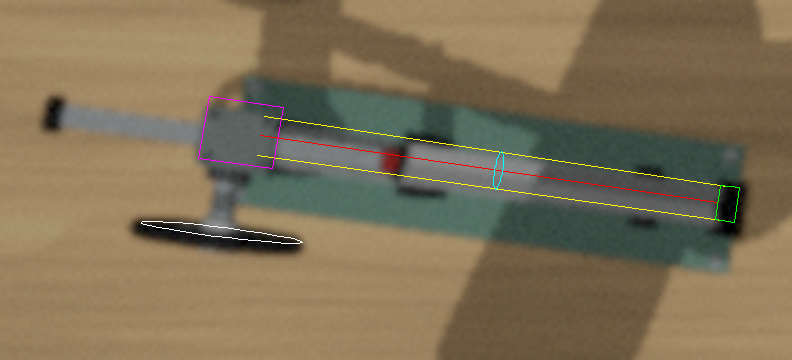

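View pics/o2.png

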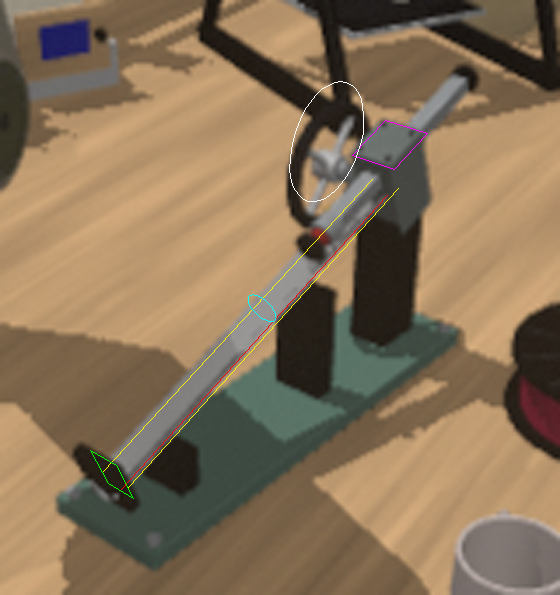

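Run:
```python
from ov import *
t=lambda u,v:((u+.5)/3.6+50-.5,(v+.5)/3.6+160-.5)
s=lambda u,v:((u+.5)/3.5+190-.5,(v+.5)/3.5+70-.5)
B=lambda a,b:None
obs=[("top",t(239,141),(.38,0,.047)),("top",t(718,184),(0,-.01414,.01414)),("top",t(715,221),(0,.01414,.01414)),
("scene",s(391,144),(.38,0,.047)),("scene",s(132,487),(0,-.01414,.01414)),("scene",s(103,465),(0,.01414,.01414)),
("top",t(217,236),'w'),("scene",s(327,165),'w'),
("top",t(250,78),(.215,-.055)),("top",t(745,148),(-.215,-.055)),("top",t(728,270),(-.215,.055)),
("scene",s(62,492),(-.215,.055)),("scene",s(153,550),(-.215,-.055)),("scene",s(461,335),(.215,-.055))]
def f(p):
    P,Rm=frame(*p[:3]); r=[]
    for n,px,l in obs:
        if l=='w': l=(p[3],.072,p[4])
        if len(l)==2:
            c,sn=np.cos(p[2]),np.sin(p[2]);a=l[0]+p[5];b=l[1]
            w=[p[0]+c*a-sn*b,p[1]+sn*a+c*b,.018]
        else: w=P+Rm@np.array(l)
        r+=list(proj(n,w)[0]-px)
    return r
q=least_squares(f,[.486,-.103,1.45,.38,0,.2],loss='soft_l1');print(q.x,q.cost);print(np.round(q.fun if 0 else f(q.x),1).reshape(-1,2))
P,Rm=frame(*q.x[:3])
draw(P,Rm,(50,160,270,260),3.6,"top","o3",.262,(q.x[3],.072,q.x[4]))
draw(P,Rm,(190,70,350,240),3.5,"scene","o4",.262,(q.x[3],.072,q.x[4]))
```

```text
[ 0.48405839 -0.09830727  1.45185532  0.37782481 -0.0041578   0.19359437] 10.561734654542834
[[-1.5 -0.7]
 [ 0.5  1. ]
 [ 0.   0.3]
 [-0.9 -1. ]
 [-0.7 -1.1]
 [ 0.2  1. ]
 [ 0.3 -0.1]
 [ 0.7 -0.1]
 [-2.1 -1. ]
 [ 0.1 -1.3]
 [-0.   0.7]
 [-1.6  1.5]
 [ 0.8  1.9]
 [-0.3 -1.8]]
```

View pics/o3.png

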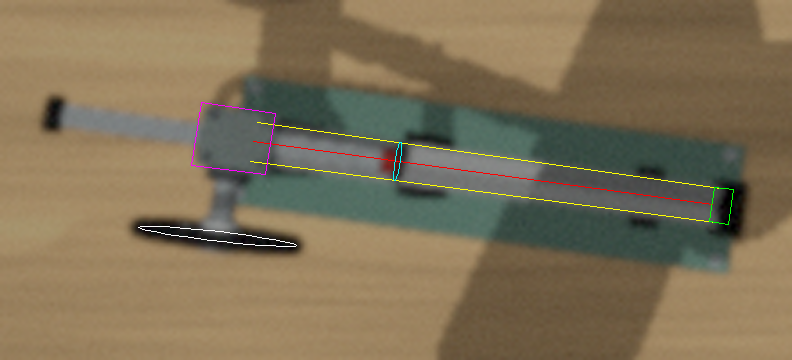

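View pics/o4.png

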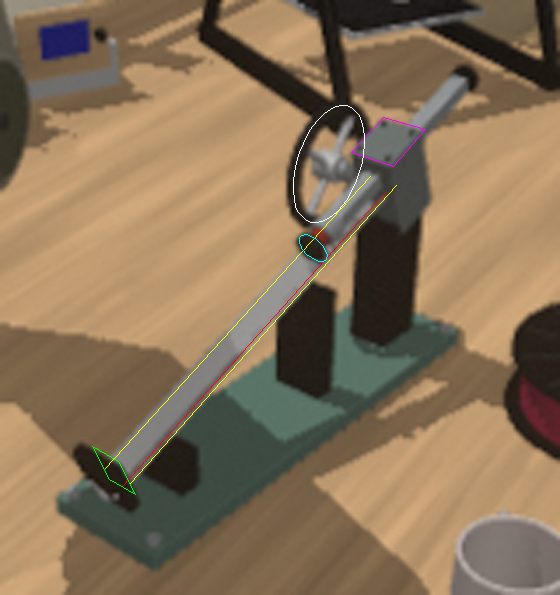

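```bash
cat >> h.py <<'E'
STOP=frame(.4845,-.100,1.458)
def tf(l): return STOP[0]+STOP[1]@np.array(l)
def tool():
    s=get_state(); return s['tcp_pos'],q2r(s['orientation'])
def rel(p,Rt):
    """turn (deg) and shift(cm) in current tool axes"""
    p0,R0=tool(); return np.round(np.rad2deg((R0.inv()*Rt).as_rotvec()),1), np.round(R0.inv().apply(p-p0)*100,2)
def toolR(tilt):
    """jaw along trough Y; tilt deg: >0 body towards uphill (place), <0 body downhill"""
    u=np.r_[np.cos(YAW),np.sin(YAW),0]; a=np.deg2rad(tilt)
    x=-np.array([0,0,1])*np.cos(a)-u*np.sin(a)
    y=STOP[1][:,1]*SGN; return R.from_matrix(np.c_[x,y,np.cross(x,y)])
YAW=1.458; SGN=1
E
python3 - <<'E'
from h import *
import workcell
print([a for a in dir(workcell) if a[0]!='_']); print(hold_point_z)
p,r=tool(); print(np.round(r.as_matrix(),3))
t=lambda u,v:((u+.5)/4.5+280-.5,(v+.5)/4.5+130-.5)
s=lambda u,v:((u+.5)/3.7+90-.5,(v+.5)/3.7+230-.5)
for n,a,b in [("pink",(157,235),(437,162)),("ivory",(169,348),(334,120)),("coral",(181,470),(233,75)),("violet",(284,237),(338,263)),("yellow",(288,338),(247,213)),("teal",(289,465),(151,150))]:
    w,e=tri(s(*b),t(*a)); print(n,np.round(w,4),round(e,4), np.round(atz("top",*t(*a),.041),3),np.round(atz("scene",*s(*b),.041),3))
import h
for S in(1,-1):
    h.SGN=S; print(S,rel(p,h.toolR(0)))
print(tf([.378,.072,-.004]),tf([.378,.072,.051]))
E
```

```text
['MotionError', 'camera_model', 'find_in', 'get_state', 'hand_in', 'hold_point_z', 'read_camera', 'silhouettes']
0.0187
[[ 0.     0.386 -0.922]
 [-0.    -0.922 -0.386]
 [-1.     0.     0.   ]]
pink [ 0.5914 -0.299   0.0421] 0.0007 [ 0.591 -0.299  0.041] [ 0.591 -0.298  0.041]
ivory [ 0.5156 -0.3077  0.0412] 0.0 [ 0.516 -0.308  0.041] [ 0.515 -0.308  0.041]
coral [ 0.4348 -0.3159  0.0423] 0.0003 [ 0.435 -0.316  0.041] [ 0.433 -0.315  0.041]
violet [ 0.5915 -0.3852  0.0405] 0.0001 [ 0.591 -0.385  0.041] [ 0.592 -0.385  0.041]
yellow [ 0.5233 -0.3882  0.0402] 0.0011 [ 0.524 -0.388  0.041] [ 0.523 -0.389  0.041]
teal [ 0.4393 -0.3879  0.0414] 0.0003 [ 0.439 -0.388  0.041] [ 0.439 -0.388  0.041]
1 (array([119.2,  -0. ,  -0. ]), array([0., 0., 0.]))
-1 (array([-60.8,   0. ,  -0. ]), array([0., 0., 0.]))
[0.45309231 0.26241009 0.17052484] [0.45097498 0.24371852 0.22220794]
```

```bash
sed -i 's/SGN=1$/SGN=-1/' h.py
cat >> h.py <<'E'
WC=np.array([.453,.2624,.1705]); U=np.r_[np.cos(YAW),np.sin(YAW),0]; UP=np.r_[0,0,1.]
def wpose(th,r):
    a=np.deg2rad(th); return WC+r*(np.sin(a)*U+np.cos(a)*UP), toolR(th)
def step(p,Rt,n=None):
    t,s=rel(p,Rt); print("turn",t,"shift",s, "|t|%.1f |s|%.1f"%(np.linalg.norm(t),np.linalg.norm(s)))
E
python3 - <<'E'
from h import *
step(np.array([.40,-.05,.40]),toolR(0))
E
```

```text
turn [-60.8   0.   -0. ] shift [-16.87 -37.43 -34.96] |t|60.8 |s|53.9
```

Request:
step_arm(targets=[[[0,0,0],[-2.5,-2.5,-2.5],5],[[0,0,0],[-2.5,-3,-3],5],[[0,0,0],[-2.5,-3,-3],5],[[0,0,0],[-2,-3.5,-3.2],5],[[0,0,0],[-1.5,-3.5,-3.2],5],[[0,0,0],[-1.5,-3.5,-3.2],5],[[0,0,0],[-1.5,-3.5,-3.2],5],[[0,0,0],[-1.5,-3.5,-3.2],5],[[0,0,0],[-1,-3.5,-3.2],5],[[0,0,0],[0,-3.5,-3.2],5]], force=60)

```text
clock: 1.5
tcp_pos: [0.3799, -0.1063, 0.3975]
orientation: [0.14, 0.694, 0.138, -0.692]
wrist_force: [1.3, -0.3, -0.5]
finger_gap: 0.05
```

Run:
```python
from h import *
print(tool()[0],get_state()['joint_pos'])
step(*wpose(0,.15)); step(*wpose(-45,.10))
```

```text
[ 0.37987536 -0.10626563  0.39748786] [-4.76948876e-01 -3.74675957e-02  3.93171362e-02  1.64381656e+00
 -5.56698009e-05  2.26834420e+00]
turn [-60.8  -0.   -0.2] shift [  7.66 -31.21 -20.96] |t|60.8 |s|38.4
turn [-57.5  40.6 -24. ] shift [ 15.6  -25.06 -17.49] |t|74.4 |s|34.3
```

Request:
step_arm(targets=[[[-6.1,0,0],[0,-3,-2],3.5],[[-6.1,0,0],[0,-2.8,-2.3],3.5],[[-6.1,0,0],[0,-2.5,-2.6],3.5],[[-6.1,0,0],[0,-2.2,-2.9],3.5],[[-6.1,0,0],[0,-1.8,-3.1],3.5],[[-6.1,0,0],[0,-1.4,-3.3],3.5],[[-6.1,0,0],[0,-1,-3.4],3.5],[[-6.1,0,0],[0,-0.6,-3.5],3.5],[[-6.1,0,0],[0,-0.3,-3.5],3.5],[[-6.1,0,0],[0,0,-2],3.5]])

```text
clock: 2.5
tcp_pos: [0.4542, 0.2287, 0.3954]
orientation: [0.473, 0.525, 0.474, -0.525]
wrist_force: [0.6, 0.1, -0.3]
finger_gap: 0.035
```

Run:
```python
from h import *
print(tool()[0],get_state()['joint_pos'])
step(*wpose(0,.15)); step(*wpose(-45,.10)); step(*wpose(-45,.036))
```

```text
[0.45419391 0.22865425 0.39536069] [3.08224665e-01 1.93511283e-01 2.88126474e-01 1.66534474e+00
 3.03008141e-04 1.98206623e+00]
turn [ 0.6 -0.   0. ] shift [ 7.49 -0.47 -3.34] |t|0.6 |s|8.2
turn [ 0.5 45.   0.2] shift [15.41 -0.53  3.73] |t|45.0 |s|15.9
turn [ 0.5 45.   0.2] shift [19.94 -0.49 -0.79] |t|45.0 |s|20.0
```

Request:
step_arm(targets=[[[0.5,7.5,0],[0,0,0],3.5],[[0,7.5,0],[0,-0.5,0],3.5],[[0,7.5,0],[0,0,0],3.5],[[0,7.5,0],[0,0,0],3.5],[[0,7.5,0],[0,0,0],3.5],[[0,7.5,0],[0,0,0],3.5],[[0,0,0],[0,0,3.5],3.5],[[0,0,0],[0,0,3.5],3.5],[[0,0,0],[0,0,3.5],3.5],[[0,0,0],[0,0,3],3.5]])

```text
clock: 3.5
tcp_pos: [0.4373, 0.131, 0.2992]
orientation: [0.254, 0.691, 0.613, -0.286]
wrist_force: [0.8, 0.8, -0.5]
finger_gap: 0.0352
```

Run:
```python
from h import *
print(tool()[0],get_state()['joint_pos'])
step(*wpose(-45,.10)); step(*wpose(-45,.036))
```

```text
[0.43730766 0.13097038 0.29918051] [-0.38270853  0.09143204 -0.29307991  1.4420108   0.75078934  1.2055945 ]
turn [-0.3  0.  -0.2] shift [ 8.46  0.05 -0.26] |t|0.4 |s|8.5
turn [-0.3  0.  -0.2] shift [14.86  0.02 -0.27] |t|0.4 |s|14.9
```

Achievable. Move in radially and look before closing.

Request:
step_arm(targets=[[[0,0,0],[2.5,0,-0.3],3.5],[[0,0,0],[2.5,0,0],3.5],[[0,0,0],[2.5,0,0],3.5],[[0,0,0],[2,0,0],3.5],[[0,0,0],[1.5,0,0],3.5],[[0,0,0],[1.5,0,0],3.5],[[0,0,0],[1.3,0,0],3.5],[[0,0,0],[1,0,0],3.5],[[0,0,0],[0,0,0],3.5],[[0,0,0],[0,0,0],3.5]])

```text
clock: 4.5
tcp_pos: [0.4501, 0.2382, 0.1979]
orientation: [0.254, 0.69, 0.614, -0.286]
wrist_force: [-0.3, 0.2, 0.1]
finger_gap: 0.0347
```

Run:
```python
from h import *
print(tool()[0],get_state()['wrist_force'])
step(*wpose(-45,.036))
snap("scene","s3",(230,50,360,180),4.5)
snap("top","t3",(50,160,200,280),4.5)
```

```text
[0.45007158 0.23816072 0.19790389] [-0.34246007  0.24052005  0.09233771]
turn [-0.2  0.  -0.2] shift [0.06 0.02 0.21] |t|0.3 |s|0.2
```

View pics/s3.png

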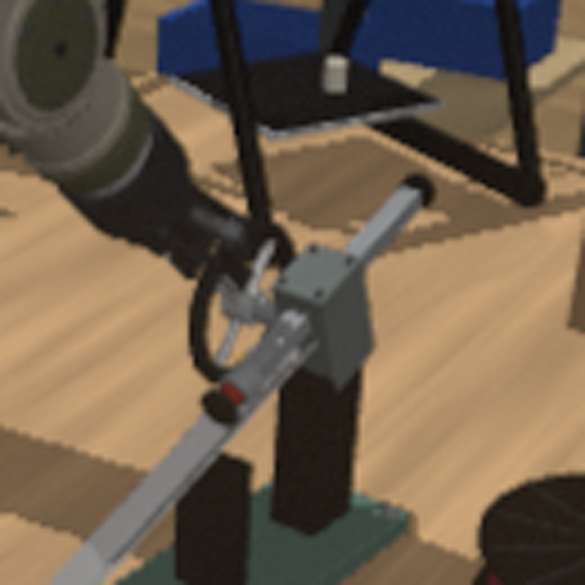

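View pics/t3.png

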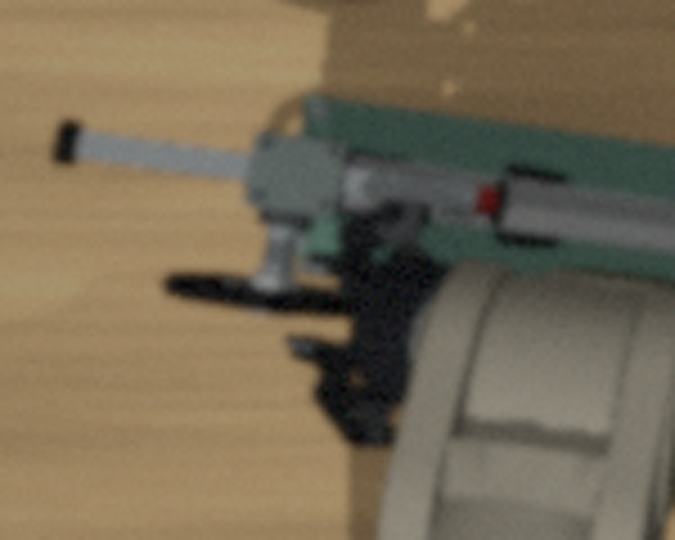

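Request:
step_arm(targets=[[[0,0,0],[0,0,0],0.5],[[0,0,0],[0,0,0],0.5],[[0,0,0],[0,0,0],0.5],[[0,-3,0],[0,0,-0.19],0.5],[[0,-5,0],[0,0,-0.31],0.5],[[0,-5,0],[0,0,-0.31],0.5],[[0,-5,0],[0,0,-0.31],0.5],[[0,-5,0],[0,0,-0.31],0.5],[[0,-5,0],[0,0,-0.31],0.5],[[0,-5,0],[0,0,-0.31],0.5]], force=70)

```text
clock: 5.6
tcp_pos: [0.4531, 0.256, 0.2085]
orientation: [0.419, 0.581, 0.515, -0.471]
wrist_force: [4.2, 3.7, -8.3]
finger_gap: 0.0118
```

Run:
```python
from h import *
print(tool()[0],get_state()['wrist_force'],get_state()['ft_torque'])
step(*wpose(-12,.036))
snap("scene","s4",(230,50,360,180),4.5)
```

```text
[0.45308141 0.25603425 0.20848441] [ 4.19897474  3.71210149 -8.32619535] [ 0.61691625 -0.62701141 -0.24843863]
turn [-0.3  0.1 -0.1] shift [ 0.25 -0.08  0.17] |t|0.3 |s|0.3
```

View pics/s4.png

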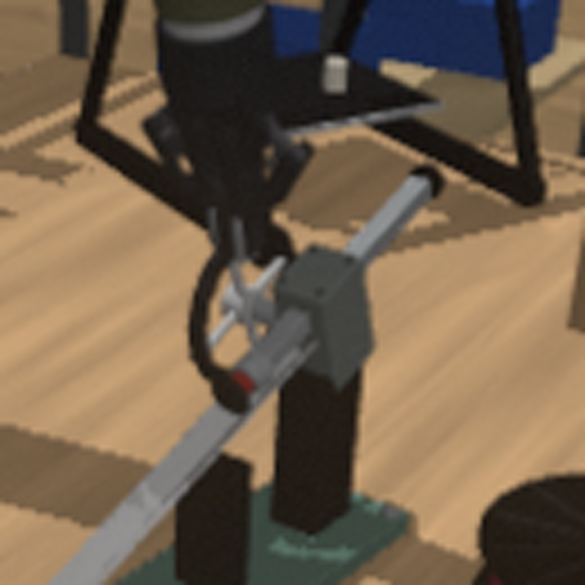

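Request:
step_arm(targets=[[[0,-5.5,0],[0.05,0,-0.34],0.5],[[0,-5.5,0],[0.05,0,-0.34],0.5],[[0,-5.5,0],[0.05,0,-0.34],0.5],[[0,-5.5,0],[0.05,0,-0.34],0.5],[[0,-5.5,0],[0,0,-0.34],0.5],[[0,-5.5,0],[0,0,-0.34],0.5],[[0,-5.5,0],[0,0,-0.34],0.5],[[0,-5.5,0],[0,0,-0.34],0.5],[[0,-5.5,0],[0,0,-0.34],0.5],[[0,-5.5,0],[0,0,-0.34],0.5]])

```text
clock: 6.65
tcp_pos: [0.4574, 0.2893, 0.2025]
orientation: [-0.61, -0.301, -0.264, 0.684]
wrist_force: [1.8, 11.0, 17.6]
finger_gap: 0.0116
```

Run:
```python
from h import *
print(tool()[0],get_state()['wrist_force'],get_state()['joint_pos'])
step(*wpose(43,.036))
snap("scene","s5",(230,50,360,180),4.5)
```

```text
[0.45738984 0.28932515 0.20253557] [ 1.84671255 10.95023801 17.62389817] [ 0.68154273  0.74945774  0.4373575   1.84187623 -0.49824688  2.52358061]
turn [-0.4 -0.2 -0.1] shift [ 0.6  -0.14 -0.19] |t|0.5 |s|0.6
```

View pics/s5.png

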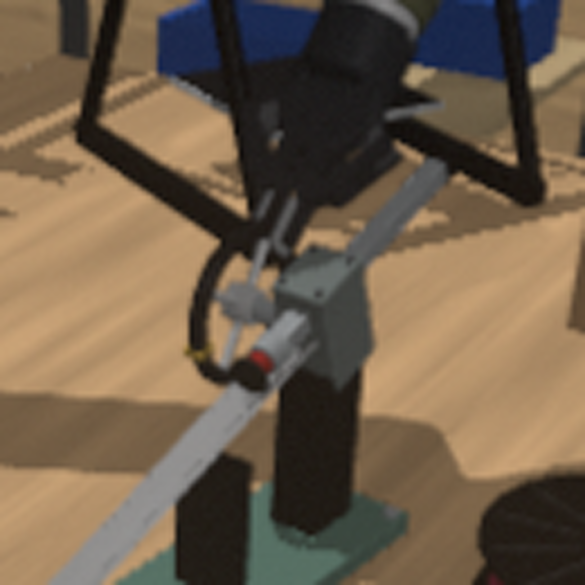

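Request:
step_arm(targets=[[[0,-5.5,0],[0.1,0,-0.34],0.5],[[0,-5.5,0],[0.1,0,-0.34],0.5],[[0,-5.5,0],[0.1,0,-0.34],0.5],[[0,-5.5,0],[0.1,0,-0.34],0.5],[[0,0,0],[0,0,0],3.5],[[0,0,0],[0,0,0],3.5],[[0,0,0],[-1.5,0,0],3.5],[[0,0,0],[-2,0,0],3.5],[[0,0,0],[-2.5,0,0],3.5],[[0,0,0],[0,0,0],3.5]])

```text
clock: 7.7
tcp_pos: [0.451, 0.3289, 0.2021]
orientation: [-0.652, -0.169, -0.149, 0.724]
wrist_force: [0.9, -0.1, -0.1]
finger_gap: 0.0347
```

Run:
```python
from h import *
print(tool()[0],get_state()['wrist_force'],get_state()['joint_pos'])
step(*wpose(65,.096));step(*wpose(-45,.096))
snap("scene","s6",(230,50,360,180),4.5)
```

```text
[0.45098657 0.32894707 0.20209419] [ 0.87750434 -0.14921612 -0.09750779] [ 0.79056817  1.13148048  0.88718277  2.33694063 -0.59854516  2.80787021]
turn [-0.1 -1.  -0.5] shift [-2.28  0.97 -0.12] |t|1.1 |s|2.5
turn [  0.5 109.   -0.4] shift [10.43  0.87  9.13] |t|109.0 |s|13.9
```

View pics/s6.png

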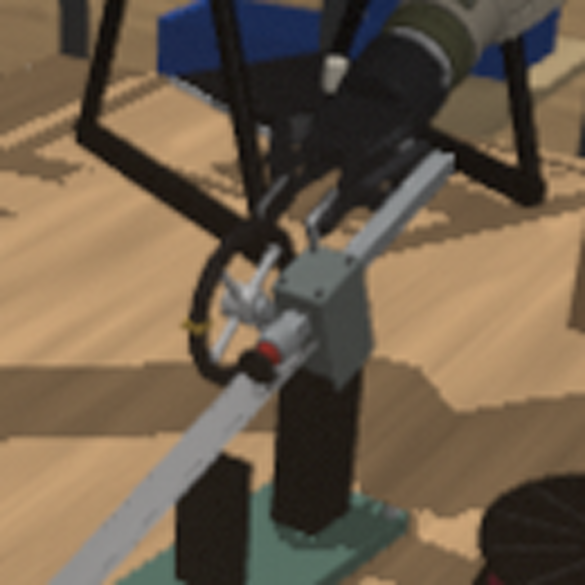

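```bash
cat >> h.py <<'E'
def markangle(px,n="scene"):
    o,d=ray(n,*px); N=STOP[1][:,1]; t=((WC-o)@N)/(d@N); w=o+d*t-WC
    return np.rad2deg(np.arctan2(w@U,w@UP)),np.linalg.norm(w)
E
python3 - <<'E'
from h import *
print(markangle((230+193.5/4.5-.5,50+326.5/4.5-.5)))
E
```

```text
(np.float64(-88.82567240062725), np.float64(0.05521765375360193))
```

Request:
step_arm(targets=[[[0,0,0],[-2.5,0.9,0],3.5],[[0,8,0],[0,0,1.45],3.5],[[0,8.5,0],[0,0,1.5],3.5],[[0,8.5,0],[0,0,1.5],3.5],[[0,8.5,0],[0,0,1.5],3.5],[[0,8.5,0],[0,0,1.5],3.5],[[0,8.5,0],[0,0,1.5],3.5],[[0,8.5,0],[0,0,1.5],3.5],[[0,8.5,0],[0,0,1.5],3.5],[[0,8.5,0],[0,0,1.5],3.5]])

```text
clock: 8.75
tcp_pos: [0.4425, 0.2251, 0.2674]
orientation: [0.423, 0.583, 0.523, -0.455]
wrist_force: [0.7, -0.7, -0.2]
finger_gap: 0.0349
```

Run:
```python
from h import *
print(tool()[0],get_state()['joint_pos'])
step(*wpose(-50,.096))
```

```text
[0.44246032 0.2251008  0.26741091] [ 0.17491497  0.05931177 -0.1995217   1.23332923  0.21711537  1.84729269]
turn [ 1.4 36.8 -0.3] shift [2.63 0.5  4.25] |t|36.8 |s|5.0
```

Request:
step_arm(targets=[[[1.4,7.5,0],[0,0.5,1.3],3.5],[[0,7.5,0],[0,0,1.3],3.5],[[0,7.5,0],[0,0,1.3],3.5],[[0,7.5,0],[0,0,1.2],3.5],[[0,6.8,0],[0,0,0],3.5],[[0,0,0],[1.5,0,0],3.5],[[0,0,0],[1.5,0,0],3.5],[[0,0,0],[1.5,0,0],3.5],[[0,0,0],[0,0,0],3.5],[[0,0,0],[0,0,0],3.5]])

```text
clock: 9.75
tcp_pos: [0.4459, 0.2134, 0.2159]
orientation: [0.231, 0.702, 0.623, -0.257]
wrist_force: [1.8, -0.3, 1.8]
finger_gap: 0.0347
```

Run:
```python
from h import *
print(tool()[0],get_state()['joint_pos'])
step(*wpose(-50,.036))
```

```text
[0.44593612 0.21336866 0.21589106] [-0.22468106  0.12497845 -0.50869644  1.05738358  0.85925431  1.40773798]
turn [-0.   0.4 -0.4] shift [3.11 0.13 0.27] |t|0.6 |s|3.1
```

Request:
step_arm(targets=[[[0,0,0],[1.5,0.1,0.2],3.5],[[0,0,0],[1.6,0,0],3.5],[[0,0,0],[0,0,0],0.5],[[0,0,0],[0,0,0],0.5],[[0,0,0],[0,0,0],0.5],[[0,-5.5,0],[0,0,-0.34],0.5],[[0,-5.5,0],[0,0,-0.34],0.5],[[0,-5.5,0],[0,0,-0.34],0.5],[[0,-5.5,0],[0,0,-0.34],0.5],[[0,-5.5,0],[0,0,-0.34],0.5]], force=90)

```text
clock: 10.75
tcp_pos: [0.4523, 0.2486, 0.2049]
orientation: [0.373, 0.621, 0.549, -0.417]
wrist_force: [6.1, 8.5, -16.8]
finger_gap: 0.0108
```

Request:
step_arm(targets=[[[0,-5.5,0],[0.05,0,-0.34],0.5],[[0,-5.5,0],[0.05,0,-0.34],0.5],[[0,-5.5,0],[0.05,0,-0.34],0.5],[[0,-5.5,0],[0.05,0,-0.34],0.5],[[0,-5.5,0],[0.05,0,-0.34],0.5],[[0,-5.5,0],[0.05,0,-0.34],0.5],[[0,-5.5,0],[0.05,0,-0.34],0.5],[[0,-5.5,0],[0.05,0,-0.34],0.5],[[0,0,0],[0,0,0],0.5],[[0,0,0],[0,0,0],0.5]])

```text
clock: 11.75
tcp_pos: [0.456, 0.2778, 0.2056]
orientation: [-0.551, -0.422, -0.372, 0.617]
wrist_force: [-3.1, 8.9, 18.0]
finger_gap: 0.0108
```

Run:
```python
from h import *
print(tool()[0],get_state()['wrist_force'],get_state()['joint_pos'])
step(*wpose(35,.036))
snap("scene","s7",(230,50,360,180),4.5)
```

```text
[0.45599566 0.27776691 0.20564231] [-3.10634973  8.85991006 18.03939551] [ 0.56063553  0.45695957  0.13415773  1.48611907 -0.29478543  2.28426493]
turn [ -0.3 -13.4  -0.2] shift [ 0.34 -0.13 -0.68] |t|13.4 |s|0.8
```

View pics/s7.png

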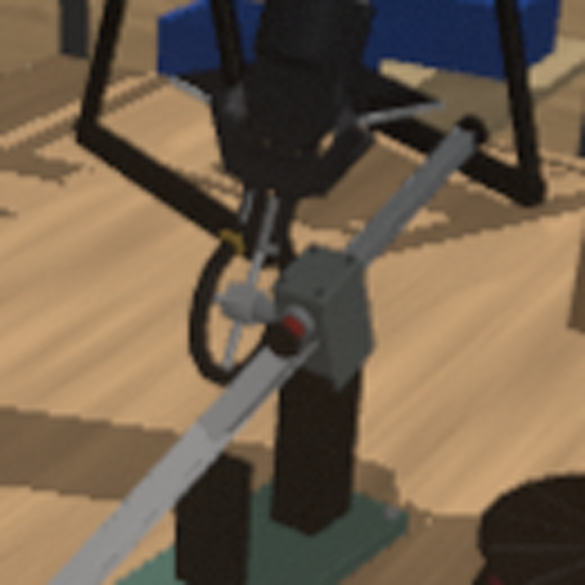

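Run:
```python
from h import *
print(markangle((230+232/4.5-.5,50+240/4.5-.5)))
```

```text
(np.float64(-14.933941181229155), np.float64(0.05323678447902743))
```

Request:
step_arm(targets=[[[0,-5,0],[0.05,0,-0.31],0.5],[[0,-5,0],[0.05,0,-0.31],0.5],[[0,-5,0],[0.05,0,-0.31],0.5],[[0,-5,0],[0.05,0,-0.31],0.5],[[0,-3,0],[0.05,0,-0.2],0.5],[[0,0,0],[0,0,0],0.5],[[0,0,0],[0,0,0],0.5],[[0,0,0],[0,0,0],0.5],[[0,0,0],[0,0,0],0.5],[[0,0,0],[0,0,0],0.5]])

```text
clock: 12.8
tcp_pos: [0.4571, 0.288, 0.1921]
orientation: [-0.613, -0.29, -0.255, 0.689]
wrist_force: [3.0, 10.1, 0.5]
finger_gap: 0.011
```

Run:
```python
from h import *
print(tool()[0],get_state()['wrist_force'],get_state()['joint_pos'])
step(*wpose(45,.036))
snap("scene","s8",(230,50,360,180),4.5)
```

```text
[0.45708799 0.28797413 0.19205783] [ 2.9816606  10.08830604  0.4639479 ] [ 0.68575595  0.77668991  0.44126595  1.85076963 -0.51011098  2.54308773]
turn [-0.4 -0.4  0.1] shift [-0.25 -0.12  0.3 ] |t|0.6 |s|0.4
```

View pics/s8.png

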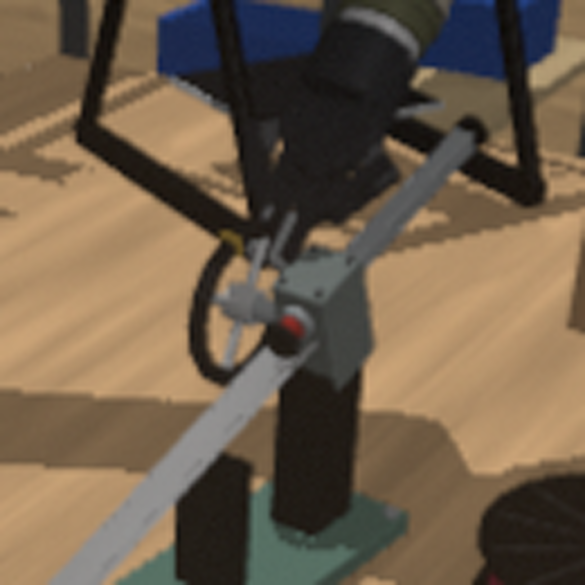

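```bash
cat >> h.py <<'E'
from scipy.spatial.transform import Slerp
def plan(wps,g=5,start=None):
    """wps list of (p,R,n): print rows, rounded, accumulated with rounding fed forward"""
    p,r=tool() if start is None else start
    out=[]
    for tp,tR,n,*gg in wps:
        gv=gg[0] if gg else g
        sl=Slerp([0,1],R.concatenate([r,tR])); p0=p
        for k in range(1,n+1):
            gp=p0+(tp-p0)*k/n; gR=sl(k/n)
            t=np.round(np.rad2deg((r.inv()*gR).as_rotvec()),1); s=np.round(r.inv().apply(gp-p)*100,2)
            if np.linalg.norm(t)>8.59 or np.linalg.norm(s)>5: print("LIMIT",np.linalg.norm(t),np.linalg.norm(s))
            out.append([(t+0.).tolist(),(s+0.).tolist(),gv])
            p=p+r.apply(s/100); r=r*R.from_rotvec(np.deg2rad(t))
    import json
    for i in range(0,len(out),10): print(json.dumps(out[i:i+10]),len(out[i:i+10]))
    return p,r
V=lambda *a:np.array(a,float)
def pickpose(c,tilt,dz=.008,up=0.):
    """c section centre (x,y,z). tcp pose"""
    r=toolR(tilt); x=r.apply([1,0,0]); return V(*c)+V(0,0,dz+up)+.0157*x, r
E
python3 - <<'E'
from h import *
p,r=tool(); x=r.apply([1,0,0])
a=(p-.09*x,r,4,3.5)
c=V(.4393,-.3879,.022)
hi=V(.42,-.02,.36)
pp,rr=pickpose(c,-35,up=.08)
plan([(p,r,2,3.5),a,(hi,toolR(0),10,5),(pp,rr,14,5)])
E
```

```text
[[[0.0, 0.0, 0.0], [0.0, 0.0, 0.0], 3.5], [[0.0, 0.0, 0.0], [0.0, 0.0, 0.0], 3.5], [[0.0, 0.0, 0.0], [-2.25, 0.0, 0.0], 3.5], [[0.0, 0.0, 0.0], [-2.25, 0.0, 0.0], 3.5], [[0.0, 0.0, 0.0], [-2.25, 0.0, 0.0], 3.5], [[0.0, 0.0, 0.0], [-2.25, 0.0, 0.0], 3.5], [[0.0, 4.5, 0.0], [1.88, 0.01, 3.39], 5], [[-0.1, 4.4, 0.0], [1.61, 0.0, 3.52], 5], [[0.0, 4.5, 0.0], [1.33, 0.0, 3.64], 5], [[-0.1, 4.4, 0.0], [1.04, 0.0, 3.73], 5]] 10
[[[0.0, 4.5, 0.0], [0.76, -0.01, 3.81], 5], [[-0.1, 4.4, -0.1], [0.45, 0.0, 3.84], 5], [[0.0, 4.5, 0.0], [0.16, -0.02, 3.88], 5], [[-0.1, 4.4, 0.0], [-0.15, -0.01, 3.87], 5], [[0.0, 4.5, 0.0], [-0.44, -0.02, 3.85], 5], [[-0.1, 4.5, 0.0], [-0.75, -0.02, 3.8], 5], [[0.0, 2.5, 0.0], [1.88, 0.43, 2.53], 5], [[0.0, 2.5, 0.0], [1.76, 0.43, 2.62], 5], [[0.0, 2.5, 0.0], [1.65, 0.43, 2.68], 5], [[0.0, 2.5, 0.0], [1.52, 0.44, 2.76], 5]] 10
[[[0.0, 2.5, 0.0], [1.41, 0.43, 2.82], 5], [[0.0, 2.5, 0.0], [1.28, 0.43, 2.88], 5], [[0.0, 2.5, 0.0], [1.16, 0.43, 2.93], 5], [[0.0, 2.5, 0.0], [1.03, 0.43, 2.98], 5], [[0.0, 2.5, 0.0], [0.89, 0.43, 3.02], 5], [[0.0, 2.5, 0.0], [0.77, 0.44, 3.06], 5], [[0.0, 2.5, 0.0], [0.63, 0.43, 3.09], 5], [[0.0, 2.5, 0.0], [0.49, 0.43, 3.11], 5], [[0.0, 2.5, 0.0], [0.36, 0.43, 3.13], 5], [[0.0, 2.5, 0.0], [0.22, 0.43, 3.15], 5]] 10
```

Request:
step_arm(targets=[[[0,0,0],[0,0,0],3.5],[[0,0,0],[0,0,0],3.5],[[0,0,0],[-2.2,0,0],3.5],[[0,0,0],[-2.3,0,0],3.5],[[0,0,0],[-2.3,0,0],3.5],[[0,0,0],[-2.2,0,0],3.5],[[0,4.5,0],[1.9,0,3.4],5],[[-0.1,4.4,0],[1.6,0,3.5],5],[[0,4.5,0],[1.3,0,3.6],5],[[-0.1,4.4,0],[1,0,3.7],5]])

```text
clock: 13.85
tcp_pos: [0.4463, 0.2029, 0.2985]
orientation: [-0.568, -0.389, -0.346, 0.638]
wrist_force: [1.4, -1.2, 0.5]
finger_gap: 0.05
```

Request:
step_arm(targets=[[[0,4.5,0],[0.8,0,3.8],5],[[-0.1,4.4,0],[0.5,0,3.8],5],[[0,4.5,0],[0.2,0,3.9],5],[[-0.1,4.4,0],[-0.1,0,3.9],5],[[0,4.5,0],[-0.4,0,3.8],5],[[0,4.5,0],[-0.7,0,3.8],5],[[0,2.5,0],[1.9,0.4,2.5],5],[[0,2.5,0],[1.8,0.4,2.6],5],[[0,2.5,0],[1.6,0.4,2.7],5],[[0,2.5,0],[1.5,0.4,2.8],5]])

```text
clock: 14.85
tcp_pos: [0.4244, -0.1224, 0.2868]
orientation: [0.43, 0.57, 0.508, -0.482]
wrist_force: [1.3, 0.1, -0.7]
finger_gap: 0.05
```

Run:
```python
from h import *
p,r=tool(); print(p,r.apply([1,0,0]),get_state()['joint_pos'])
im=snap("scene","s9"); snap("top","t9")
c=V(.4393,-.3879,.022)
pp,rr=pickpose(c,-35,up=.08); plan([(pp,rr,9,5)])
```

```text
[ 0.42437155 -0.12235262  0.28678497] [ 0.01985968  0.16428606 -0.9862128 ] [-0.56717527  0.08283851 -0.11735601  1.44298775  0.14979164  1.11198382]
[[[0.0, 2.8, 0.0], [1.58, 0.53, 3.1], 5], [[-0.1, 2.9, 0.0], [1.43, 0.53, 3.16], 5], [[0.0, 2.8, 0.0], [1.27, 0.52, 3.24], 5], [[-0.1, 2.8, 0.0], [1.11, 0.53, 3.3], 5], [[0.0, 2.8, 0.1], [0.94, 0.52, 3.35], 5], [[-0.1, 2.9, 0.0], [0.79, 0.51, 3.39], 5], [[0.0, 2.8, 0.0], [0.61, 0.51, 3.42], 5], [[-0.1, 2.8, 0.0], [0.44, 0.51, 3.45], 5], [[0.0, 2.8, 0.0], [0.27, 0.51, 3.47], 5]] 9
```

View pics/s9.png

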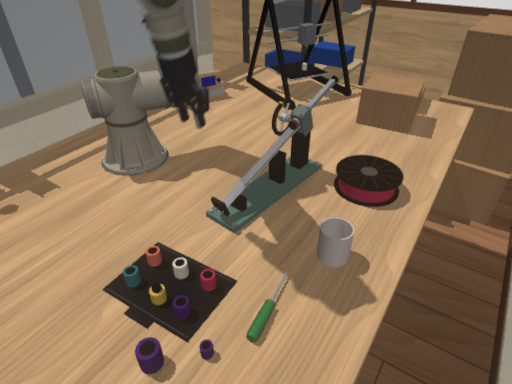

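View pics/t9.png

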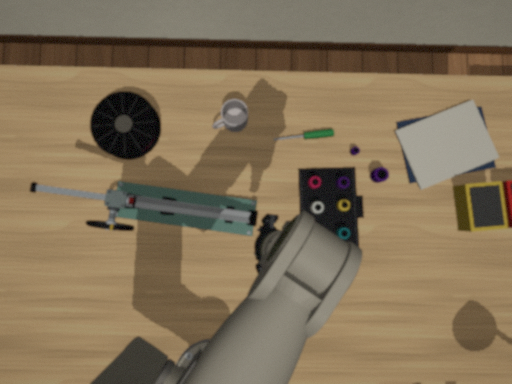

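Request:
step_arm(targets=[[[0,2.8,0],[1.6,0.5,3.1],5],[[0,2.9,0],[1.4,0.5,3.2],5],[[0,2.8,0],[1.3,0.5,3.2],5],[[-0.1,2.8,0],[1.1,0.5,3.3],5],[[0,2.8,0],[0.9,0.5,3.4],5],[[-0.1,2.9,0],[0.8,0.5,3.4],5],[[0,2.8,0],[0.6,0.5,3.4],5],[[-0.1,2.8,0],[0.4,0.5,3.5],5],[[0,2.8,0],[0.3,0.5,3.5],5],[[0,0,0],[0,0,0],5]])

```text
clock: 15.95
tcp_pos: [0.44, -0.3788, 0.092]
orientation: [0.304, 0.661, 0.593, -0.344]
wrist_force: [-0.6, 0.1, -0.6]
finger_gap: 0.0501
```

Run:
```python
from h import *
c=V(.4393,-.3879,.022)
pp,rr=pickpose(c,-35);print(pp,tool()[0]); plan([(pp+V(0,0,.03),rr,4,5),(pp,rr,4,5)])
```

```text
[ 0.4403136  -0.37895208  0.01713931] [ 0.43997306 -0.3788302   0.09199454]
[[[0.0, -0.1, 0.1], [0.91, 0.02, 0.65], 5], [[-0.1, -0.1, 0.1], [0.92, 0.01, 0.65], 5], [[0.0, -0.1, 0.0], [0.91, 0.01, 0.65], 5], [[0.0, -0.1, 0.1], [0.92, 0.01, 0.64], 5], [[0.0, 0.0, 0.0], [0.61, 0.0, 0.43], 5], [[0.0, 0.0, 0.0], [0.62, 0.0, 0.43], 5], [[0.0, 0.0, 0.0], [0.61, 0.0, 0.43], 5], [[0.0, 0.0, 0.0], [0.62, 0.0, 0.43], 5]] 8
```

Request:
step_arm(targets=[[[0,0,0],[1.2,0,0.9],5],[[0,0,0],[1.2,0,0.9],5],[[0,0,0],[1.2,0,0.8],5],[[0,0,0],[1.2,0,0.8],5],[[0,0,0],[0.7,0,0.5],5],[[0,0,0],[0.6,0,0.4],5],[[0,0,0],[0,0,0],2.5],[[0,0,0],[0,0,0],2.5],[[0,0,0],[0,0,0],2.5],[[0,0,0],[0,0,0],2.5]], force=40)

```text
clock: 16.95
tcp_pos: [0.4424, -0.3781, 0.026]
orientation: [0.31, 0.66, 0.591, -0.344]
wrist_force: [0.3, 0.0, -0.3]
finger_gap: 0.0326
```

```bash
cat >> h.py <<'E'
def placepose(xc,tilt,phi,dz=.008,lift=0.):
    """tcp pose so that section centre sits at trough x=xc, z=.024+lift; grasp dz uphill of centre"""
    r=toolR(tilt); x=r.apply([1,0,0]); return tf([xc+dz,0,.024+lift])+.0157*x, r
E
python3 - <<'E'
from h import *
print(get_state()['finger_gap'],tool()[0],get_state()['wrist_force'])
p,r=tool()
hp,hr=placepose(.12,35,35,lift=.07)
pl,_=placepose(.12,35,35,lift=.004)
print(hp,pl)
plan([(p+V(0,0,.15),r,4,2.5),(hp,hr,13,2.5),(pl,hr,6,2.5),(pl,hr,3,4.6)])
E
```

```text
0.03264159220503457 [ 0.44244112 -0.37814673  0.02596698] [ 0.29403546  0.00299315 -0.29047338]
[ 0.49340616 -0.02137721  0.164249  ] [0.49594696 0.00105267 0.10222928]
[[[0.0, 0.0, 0.0], [-3.08, 0.01, -2.14], 2.5], [[0.0, 0.0, 0.0], [-3.08, 0.01, -2.14], 2.5], [[0.0, 0.0, 0.0], [-3.08, 0.01, -2.14], 2.5], [[0.0, 0.0, 0.0], [-3.08, 0.02, -2.14], 2.5], [[0.0, -5.4, 0.0], [1.66, 0.09, -2.22], 2.5], [[0.0, -5.3, 0.0], [1.43, 0.1, -2.37], 2.5], [[0.1, -5.4, 0.0], [1.22, 0.09, -2.5], 2.5], [[0.0, -5.4, -0.1], [0.97, 0.09, -2.59], 2.5], [[0.0, -5.3, 0.0], [0.73, 0.09, -2.68], 2.5], [[0.0, -5.4, 0.0], [0.47, 0.09, -2.73], 2.5]] 10
[[[0.0, -5.4, 0.0], [0.22, 0.09, -2.76], 2.5], [[0.1, -5.4, 0.0], [-0.04, 0.09, -2.78], 2.5], [[0.0, -5.3, 0.0], [-0.31, 0.08, -2.75], 2.5], [[0.0, -5.4, 0.0], [-0.56, 0.08, -2.72], 2.5], [[0.0, -5.4, -0.1], [-0.81, 0.09, -2.65], 2.5], [[0.1, -5.3, 0.0], [-1.06, 0.08, -2.56], 2.5], [[0.0, -5.4, 0.0], [-1.29, 0.08, -2.45], 2.5], [[0.0, 0.0, 0.0], [0.63, 0.0, -0.9], 2.5], [[0.0, 0.0, 0.0], [0.63, 0.0, -0.9], 2.5], [[0.0, 0.0, 0.0], [0.63, 0.0, -0.91], 2.5]] 10
[[[0.0, 0.0, 0.0], [0.63, 0.0, -0.9], 2.5], [[0.0, 0.0, 0.0], [0.64, 0.0, -0.9], 2.5], [[0.0, 0.0, 0.0], [0.63, 0.0, -0.9], 2.5], [[0.0, 0.0, 0.0], [0.0, 0.0, 0.0], 4.6], [[0.0, 0.0, 0.0], [0.0, 0.0, 0.0], 4.6], [[0.0, 0.0, 0.0], [0.0, 0.0, 0.0], 4.6]] 6
```

Run:
```python
from h import *
print(get_state()['joint_pos'])
snap("scene","s10",(90,200,300,340),3.7)
```

```text
[-1.02930702  0.83934095  0.2428584   1.47842204  0.35463798  0.55653768]
```

View pics/s10.png

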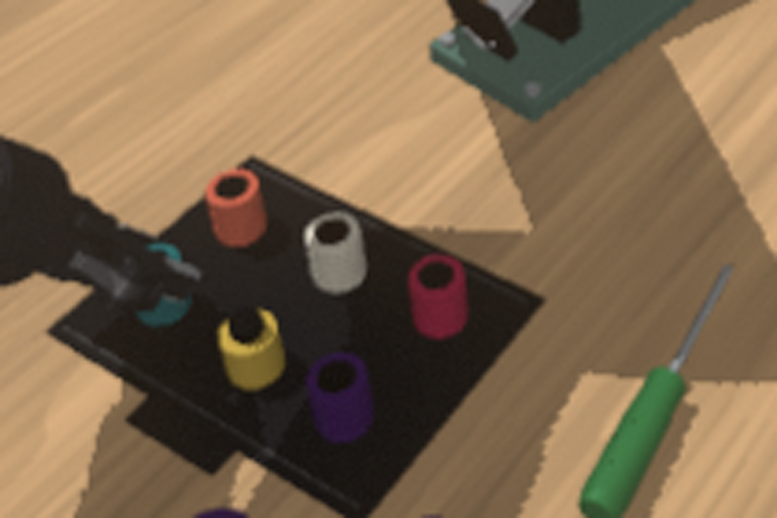

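Request:
step_arm(targets=[[[0,0,0],[0,0,0],2.5],[[0,0,0],[0,0,0],2.5],[[0,0,0],[0,0,0],2.5],[[0,0,0],[0,0,0],2.5],[[0,0,0],[0,0,0],2.5],[[0,0,0],[0,0,0],2.5],[[0,0,0],[-0.4,0,-0.3],2.5],[[0,0,0],[-0.8,0,-0.6],2.5],[[0,0,0],[-0.8,0,-0.6],2.5],[[0,0,0],[0,0,0],2.5]])

```text
clock: 18.0
tcp_pos: [0.443, -0.3778, 0.0527]
orientation: [0.311, 0.66, 0.591, -0.344]
wrist_force: [0.4, -0.2, -0.1]
finger_gap: 0.0326
```

Run:
```python
from h import *
print(get_state()['joint_pos'],get_state()['finger_gap'],get_state()['wrist_force'])
snap("scene","s11",(90,200,300,340),3.7)
```

```text
[-1.0284018   0.81365065  0.26374231  1.52247724  0.35521197  0.55719768] 0.032551467020102844 [ 0.40679254 -0.18192963 -0.14937671]
```

View pics/s11.png

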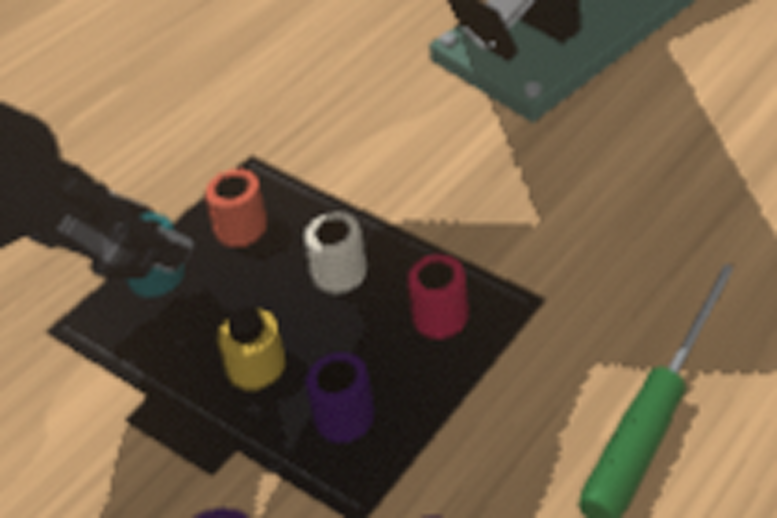

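```bash
cat >> h.py <<'E'
def placeQ(pk,c,xc,lift,extra=0):
    """pk=(p,R) at pick with section standing at c. returns tcp pose"""
    Q=R.from_rotvec(STOP[1][:,1]*np.deg2rad(70+extra))
    assert (Q.apply(UP)@STOP[1][:,0])>.9
    Rp=Q*pk[1]; o=Q.apply(np.array(c)-np.array(pk[0]))
    return tf([xc,0,.024+lift])-o, Rp
E
python3 - <<'E'
from h import *
r0=q2r([0.31,0.66,0.591,-0.344]); c=V(.4393,-.3879,.022)
pk=((V(.4424,-.3781,.026)),r0)
print(r0.apply([1,0,0]), r0.apply([0,1,0]))
p,r=tool()
hp,hr=placeQ(pk,c,.12,.07); pl,_=placeQ(pk,c,.12,.004)
print(hp,pl,hr.apply([1,0,0]))
plan([(p+V(0,0,.12),r,3,2.5),(hp,hr,12,2.5),(pl,hr,5,2.5)])
E
```

```text
[ 0.0641268   0.56722742 -0.82106078] [ 0.99407896 -0.10862919  0.00259377]
[ 0.49634966 -0.01295881  0.16626325] [0.49889045 0.00947107 0.10424354] [-0.06499291 -0.57262922 -0.81723418]
[[[0.0, 0.0, 0.0], [-3.29, 0.02, -2.28], 2.5], [[0.0, 0.0, 0.0], [-3.28, 0.01, -2.28], 2.5], [[0.0, 0.0, 0.0], [-3.29, 0.02, -2.28], 2.5], [[0.0, -5.8, 0.0], [1.79, 0.12, -2.5], 2.5], [[0.0, -5.9, -0.1], [1.52, 0.11, -2.66], 2.5], [[0.0, -5.8, 0.0], [1.25, 0.12, -2.8], 2.5], [[0.0, -5.8, 0.0], [0.95, 0.12, -2.92], 2.5], [[0.0, -5.8, -0.1], [0.65, 0.12, -3.0], 2.5], [[0.0, -5.9, 0.0], [0.35, 0.12, -3.05], 2.5], [[0.0, -5.8, -0.1], [0.03, 0.11, -3.07], 2.5]] 10
[[[0.0, -5.8, 0.0], [-0.27, 0.12, -3.05], 2.5], [[0.0, -5.8, 0.0], [-0.59, 0.12, -3.02], 2.5], [[0.0, -5.9, -0.1], [-0.89, 0.12, -2.93], 2.5], [[0.1, -5.8, 0.0], [-1.18, 0.12, -2.83], 2.5], [[0.0, -5.8, 0.0], [-1.47, 0.11, -2.7], 2.5], [[0.0, 0.0, 0.0], [0.75, 0.0, -1.08], 2.5], [[0.0, 0.0, 0.0], [0.76, 0.01, -1.09], 2.5], [[0.0, 0.0, 0.0], [0.75, 0.0, -1.08], 2.5], [[0.0, 0.0, 0.0], [0.76, 0.01, -1.09], 2.5], [[0.0, 0.0, 0.0], [0.75, 0.0, -1.08], 2.5]] 10
```

Request:
step_arm(targets=[[[0,0,0],[-3.3,0,-2.3],2.5],[[0,0,0],[-3.3,0,-2.3],2.5],[[0,0,0],[-3.3,0,-2.3],2.5],[[0,-5.8,0],[1.8,0.1,-2.5],2.5],[[0,-5.9,-0.1],[1.5,0.1,-2.7],2.5],[[0,-5.8,0],[1.3,0.1,-2.8],2.5],[[0,-5.8,0],[1,0.1,-2.9],2.5],[[0,-5.8,-0.1],[0.6,0.1,-3],2.5],[[0,-5.9,0],[0.3,0.1,-3.1],2.5],[[0,-5.8,-0.1],[0,0.1,-3.1],2.5]])

```text
clock: 19.05
tcp_pos: [0.4721, -0.1617, 0.17]
orientation: [-0.497, -0.497, -0.446, 0.554]
wrist_force: [0.5, -0.5, -0.4]
finger_gap: 0.0325
```

Request:
step_arm(targets=[[[0,-5.8,0],[-0.3,0.1,-3],2.5],[[0,-5.8,0],[-0.6,0.1,-3],2.5],[[0,-5.9,-0.1],[-0.9,0.1,-2.9],2.5],[[0.1,-5.8,0],[-1.2,0.1,-2.8],2.5],[[0,-5.8,0],[-1.5,0.1,-2.7],2.5],[[0,0,0],[0.7,0,-1],2.5],[[0,0,0],[0.7,0,-1],2.5],[[0,0,0],[0,0,0],2.5],[[0,0,0],[0,0,0],2.5],[[0,0,0],[0,0,0],2.5]])

```text
clock: 20.05
tcp_pos: [0.4944, -0.0051, 0.1461]
orientation: [-0.591, -0.343, -0.308, 0.662]
wrist_force: [-0.2, -1.1, -0.5]
finger_gap: 0.0327
```

Run:
```python
from h import *
r0=q2r([0.31,0.66,0.591,-0.344]); c=V(.4393,-.3879,.022)
pk=((V(.4424,-.3781,.026)),r0)
print(tool()[0],get_state()['joint_pos'],get_state()['finger_gap'])
snap("scene","s12",(180,90,340,230),4.5)
snap("top","t12",(150,150,300,270),4.5)
pl,hr=placeQ(pk,c,.12,.004)
plan([(pl,hr,5,2.5)])
```

```text
[ 0.49438923 -0.00505984  0.146099  ] [ 0.16391052  0.37846588 -0.22103984  1.16209913 -0.5845805   1.90373766] 0.032717010899686524
[[[0.0, 0.0, 0.0], [0.52, 0.06, -0.72], 2.5], [[-0.1, -0.1, 0.0], [0.52, 0.05, -0.72], 2.5], [[0.0, 0.0, 0.0], [0.52, 0.06, -0.72], 2.5], [[0.0, 0.0, 0.0], [0.51, 0.06, -0.73], 2.5], [[-0.1, -0.1, 0.0], [0.52, 0.05, -0.72], 2.5]] 5
```

View pics/s12.png

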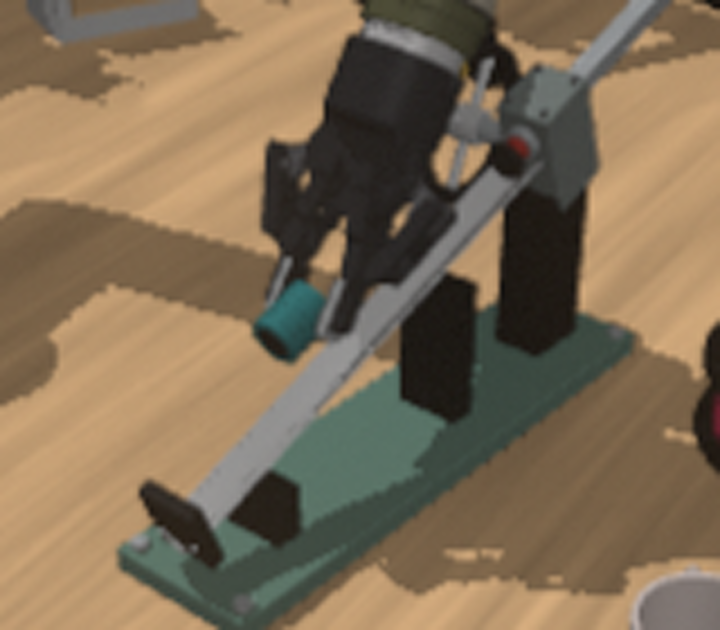

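View pics/t12.png

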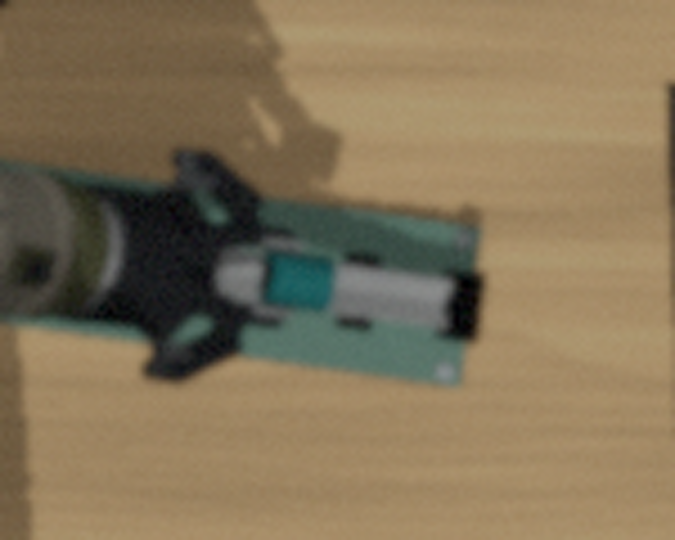

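Run:
```python
from h import *
r0=q2r([0.31,0.66,0.591,-0.344]); c=V(.4393,-.3879,.022)
p0=V(.4424,-.3781,.026)
p,r=tool(); cc=p+(r*r0.inv()).apply(c-p0)
print(cc,STOP[1].T@(cc-STOP[0]))
q=proj("top",cc)[0]; print("pred top crop",(q+.5-[150,150])*4.5)
q=proj("scene",cc)[0]; print("pred scene crop",(q+.5-[180,90])*4.5)
for n,off in(("top",(150,150)),("scene",(180,90))):
  for x in (0,.05,.1,.2): print(n,x,(proj(n,[tf([x,-.0141,.0141]),tf([x,.0141,.0141])])+.5-off)*4.5)
import sys
im=read_camera("top"); g=im[:,:,:].astype(int)
# brightness column profiles across trough at several columns
for u in (228,232,236,240,244):
    print(u,[int(g[v,u].sum()/3) for v in range(200,228)], [int(g[v,u,1]-g[v,u,0]) for v in range(200,228)])
```

```text
[ 0.49175395 -0.0117216   0.15427188] [0.12056784 0.00272852 0.07240161]
pred top crop [296.75494756 285.33840996]
pred scene crop [290.79564622 323.49127582]
top 0 [[452.85638602 279.6793774 ]
 [447.27495891 322.52401393]]
top 0.05 [[380.97065298 269.93872392]
 [375.15554236 313.4028863 ]]
top 0.1 [[306.90971995 259.9033267 ]
 [300.84922212 304.00517535]]
top 0.2 [[151.85501315 238.89311918]
 [145.26554231 284.32810822]]
scene 0 [[211.39364401 533.7452678 ]
 [177.77682569 514.95215985]]
scene 0.05 [[263.65852838 474.59207952]
 [229.90094211 457.023956  ]]
scene 0.1 [[313.97145501 417.64810925]
 [280.10654789 401.22789141]]
scene 0.2 [[409.16309062 309.91059462]
 [375.17086975 295.57803501]]
228 [66, 66, 66, 67, 64, 59, 41, 43, 64, 101, 123, 128, 133, 131, 126, 117, 115, 113, 115, 109, 81, 50, 51, 87, 98, 103, 100, 101] [21, 20, 19, 19, 17, 18, 12, 5, 1, 1, 3, 2, 2, 3, 2, 0, 1, 2, 3, 2, -1, 2, 17, 23, 27, 27, 28, 29]
232 [69, 67, 66, 67, 67, 62, 46, 29, 44, 82, 112, 129, 133, 133, 129, 121, 114, 113, 117, 111, 98, 84, 78, 90, 95, 101, 102, 105] [19, 19, 20, 18, 17, 20, 14, 12, 2, 2, 1, 3, 2, 0, 1, 0, 2, 0, 2, 2, 6, 9, 19, 25, 26, 28, 29, 27]
236 [82, 72, 68, 68, 68, 67, 68, 64, 67, 84, 108, 126, 135, 133, 134, 129, 120, 114, 116, 114, 120, 112, 104, 104, 102, 102, 103, 104] [22, 22, 20, 21, 20, 18, 17, 21, 18, 11, 5, 2, 2, 1, 3, 1, 2, 1, 1, 1, 4, 16, 24, 27, 30, 27, 26, 28]
240 [98, 90, 75, 69, 65, 68, 72, 65, 68, 74, 93, 116, 130, 135, 134, 131, 124, 118, 116, 114, 114, 114, 110, 106, 104, 101, 104, 101] [25, 26, 26, 20, 22, 18, 17, 20, 19, 16, 9, 6, 4, 2, 4, 3, 4, 2, 0, 0, 5, 10, 21, 26, 29, 28, 28, 28]
244 [99, 100, 95, 83, 71, 69, 69, 68, 71, 69, 79, 100, 124, 134, 137, 136, 130, 120, 118, 119, 116, 120, 113, 108, 104, 103, 103, 101] [24, 28, 27, 23, 20, 18, 20, 17, 19, 18, 12, 7, 3, 3, 2, 0, 3, 0, 2, 2, 4, 7, 12, 22, 25, 28, 28, 26]
```

```bash
cat >> h.py <<'E'
HUE={"teal":(85,105),"pink":(165,178),"coral":(3,12),"violet":(125,145),"yellow":(20,30)}
def blob(im,lo,hi,smin=110,vmin=40,box=None):
    hsv=cv2.cvtColor(im,cv2.COLOR_RGB2HSV); m=cv2.inRange(hsv,(lo,smin,vmin),(hi,255,255))
    if box: k=np.zeros_like(m);k[box[1]:box[3],box[0]:box[2]]=255;m&=k
    return m
E
python3 - <<'E'
from h import *
for n in("top","scene"):
    im=read_camera(n); m=blob(im,82,100,box=(180,90,300,260)); v,u=np.nonzero(m); print(n,len(u),u.mean(),v.mean(),cv2.minAreaRect(np.c_[u,v].astype(np.float32)))
E
```

```text
top 151 215.82781456953643 212.08609271523179 ((215.5, 212.0), (12.0, 13.0), 90.0)
scene 103 244.90291262135923 158.88349514563106 ((245.1400146484375, 158.98001098632812), (9.0, 12.20000171661377), 36.869895935058594)
```

Request:
step_arm(targets=[[[0,0,0],[0.5,-0.1,-0.7],2.5],[[0,0,0],[0.5,0,-0.7],2.5],[[0,0,0],[0.5,0,-0.7],2.5],[[0,0,0],[0.5,0,-0.7],2.5],[[0,0,0],[0.4,0,-0.5],2.5],[[0,0,0],[0,0,0],2.5],[[0,0,0],[0,0,0],2.5],[[0,0,0],[0,0,0],2.5],[[0,0,0],[0,0,0],2.5],[[0,0,0],[0,0,0],2.5]])

```text
clock: 21.3
tcp_pos: [0.4949, 0.0097, 0.107]
orientation: [-0.592, -0.343, -0.309, 0.661]
wrist_force: [-0.0, 0.0, -0.8]
finger_gap: 0.0326
```

Run:
```python
from h import *
print(tool()[0],get_state()['wrist_force'])
snap("scene","s13",(180,90,340,230),4.5)
```

```text
[0.49485117 0.00968226 0.1070351 ] [-0.03833218  0.04838832 -0.78283816]
```

View pics/s13.png

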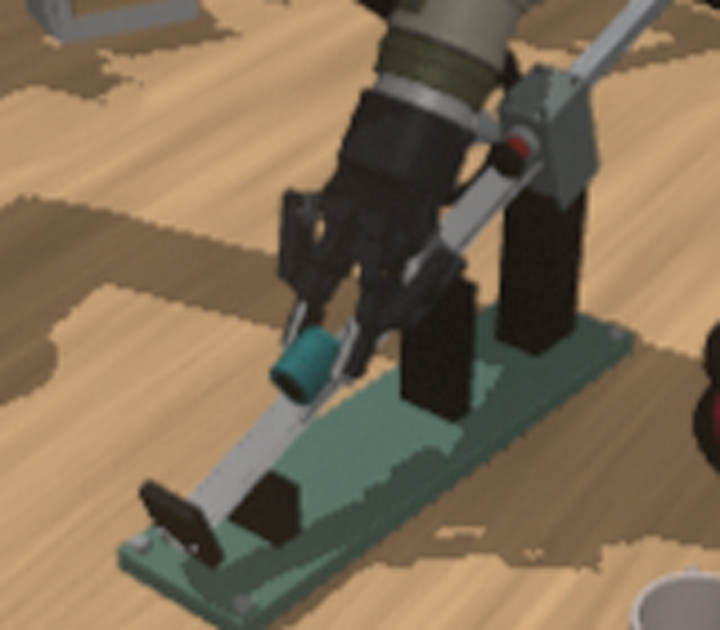

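Request:
step_arm(targets=[[[0,0,0],[0.1,0,-0.15],2.5],[[0,0,0],[0.1,0,-0.15],2.5],[[0,0,0],[0,0,0],4.6],[[0,0,0],[0,0,0],4.6],[[0,0,0],[0,0,0],4.6],[[0,0,0],[0,0,0],4.6],[[0,0,0],[-1.5,0,0],4.6],[[0,0,0],[-2.5,0,0],4.6],[[0,0,0],[-3,0,0],4.6],[[0,0,0],[-3,0,0],4.6]])

```text
clock: 22.35
tcp_pos: [0.5012, 0.0684, 0.1861]
orientation: [-0.591, -0.342, -0.309, 0.661]
wrist_force: [0.5, -0.2, 0.1]
finger_gap: 0.0459
```

Run:
```python
from h import *
print(tool()[0],get_state()['wrist_force'])
snap("scene","s14",(90,90,340,340),2.3)
im=snap("top","t14",(150,150,400,270),3)
p,r=tool()
c=V(.5915,-.3852,.022)
pp,rr=pickpose(c,-35)
print(pp)
plan([(V(.52,-.15,.25),toolR(0),6,5),(pp+V(0,0,.09),rr,8,5),(pp,rr,6,5)])
```

```text
[0.50116366 0.06843373 0.18605177] [ 0.45310926 -0.24983114  0.11704718]
[ 0.5925136  -0.37625208  0.01713931]
[[[0.0, 5.8, 0.0], [1.23, 0.67, 3.55], 5], [[0.1, 5.8, -0.1], [0.86, 0.67, 3.66], 5], [[0.0, 5.9, 0.0], [0.49, 0.67, 3.73], 5], [[0.1, 5.8, 0.0], [0.1, 0.68, 3.76], 5], [[0.0, 5.8, -0.1], [-0.28, 0.68, 3.74], 5], [[0.1, 5.8, 0.0], [-0.65, 0.69, 3.7], 5], [[0.0, 4.4, 0.0], [1.79, 1.22, 2.71], 5], [[0.0, 4.4, 0.0], [1.57, 1.22, 2.83], 5], [[0.0, 4.3, 0.0], [1.35, 1.22, 2.95], 5], [[0.0, 4.4, 0.0], [1.13, 1.22, 3.04], 5]] 10
[[[0.0, 4.4, 0.0], [0.89, 1.22, 3.12], 5], [[0.0, 4.4, 0.0], [0.65, 1.22, 3.18], 5], [[0.0, 4.4, 0.0], [0.4, 1.22, 3.22], 5], [[0.0, 4.3, 0.0], [0.16, 1.22, 3.24], 5], [[0.0, 0.0, 0.0], [1.23, 0.0, 0.86], 5], [[0.0, 0.0, 0.0], [1.23, 0.0, 0.86], 5], [[0.0, 0.0, 0.0], [1.23, 0.0, 0.86], 5], [[0.0, 0.0, 0.0], [1.23, 0.0, 0.86], 5], [[0.0, 0.0, 0.0], [1.23, 0.0, 0.85], 5], [[0.0, 0.0, 0.0], [1.23, 0.0, 0.86], 5]] 10
```

View pics/s14.png

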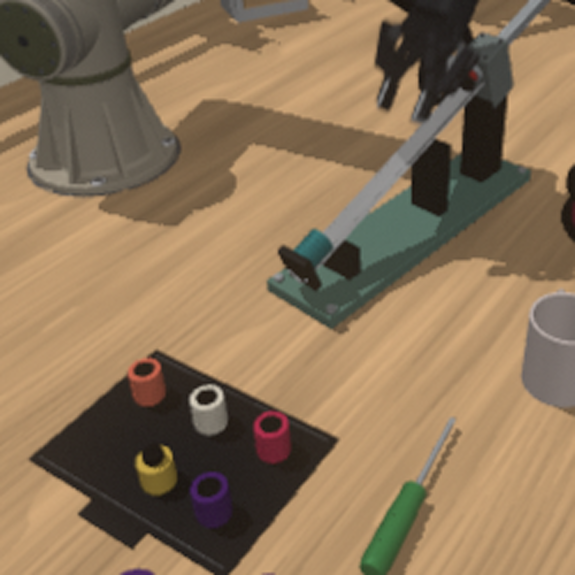

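View pics/t14.png

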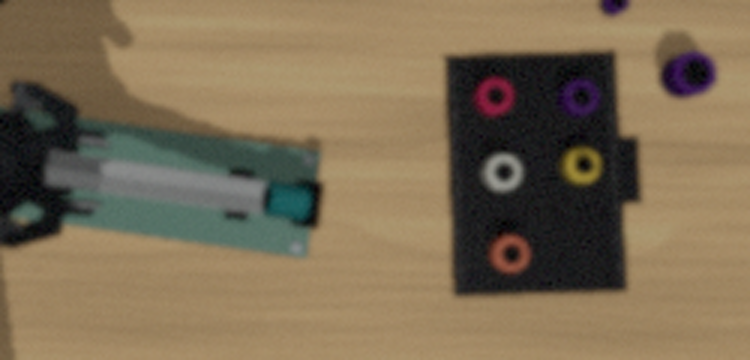

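Request:
step_arm(targets=[[[0,5.8,0],[1.2,0.7,3.5],5],[[0.1,5.8,-0.1],[0.9,0.7,3.7],5],[[0,5.9,0],[0.5,0.7,3.7],5],[[0.1,5.8,0],[0.1,0.7,3.8],5],[[0,5.8,-0.1],[-0.3,0.7,3.7],5],[[0.1,5.8,0],[-0.6,0.7,3.7],5],[[0,4.4,0],[1.8,1.2,2.7],5],[[0,4.4,0],[1.6,1.2,2.8],5],[[0,4.3,0],[1.4,1.2,3],5],[[0,4.4,0],[1.1,1.2,3],5]])

```text
clock: 23.45
tcp_pos: [0.5538, -0.2664, 0.1735]
orientation: [0.392, 0.602, 0.537, -0.443]
wrist_force: [0.8, -0.0, 0.2]
finger_gap: 0.0499
```

Request:
step_arm(targets=[[[0,4.4,0],[0.9,1.2,3.1],5],[[0,4.4,0],[0.6,1.2,3.2],5],[[0,4.4,0],[0.4,1.2,3.2],5],[[0,4.3,0],[0.2,1.2,3.2],5],[[0,0,0],[1.2,0,0.9],5],[[0,0,0],[1.2,0,0.9],5],[[0,0,0],[1.2,0,0.9],5],[[0,0,0],[0,0,0],5],[[0,0,0],[0,0,0],5],[[0,0,0],[0,0,0],5]])

```text
clock: 24.45
tcp_pos: [0.5894, -0.3785, 0.062]
orientation: [0.308, 0.661, 0.59, -0.347]
wrist_force: [0.4, 0.2, 0.5]
finger_gap: 0.0499
```

Run:
```python
from h import *
print(tool()[0],get_state()['wrist_force'],get_state()['joint_pos'])
c=V(.5915,-.3852,.022)
pp,rr=pickpose(c,-35)
snap("scene","s15",(90,200,300,340),3.7)
plan([(pp,rr,5,5)])
```

```text
[ 0.58937542 -0.37853233  0.0619543 ] [0.35519361 0.24821107 0.45582648] [-0.86688081  1.01412826  0.70566168  1.7051831   0.42690726  0.72127912]
[[[0.0, 0.1, 0.0], [0.76, 0.06, 0.46], 5], [[-0.1, 0.0, 0.0], [0.77, 0.06, 0.46], 5], [[0.0, 0.1, 0.0], [0.76, 0.05, 0.46], 5], [[0.0, 0.1, 0.0], [0.77, 0.06, 0.47], 5], [[0.0, 0.0, 0.0], [0.76, 0.06, 0.46], 5]] 5
```

View pics/s15.png

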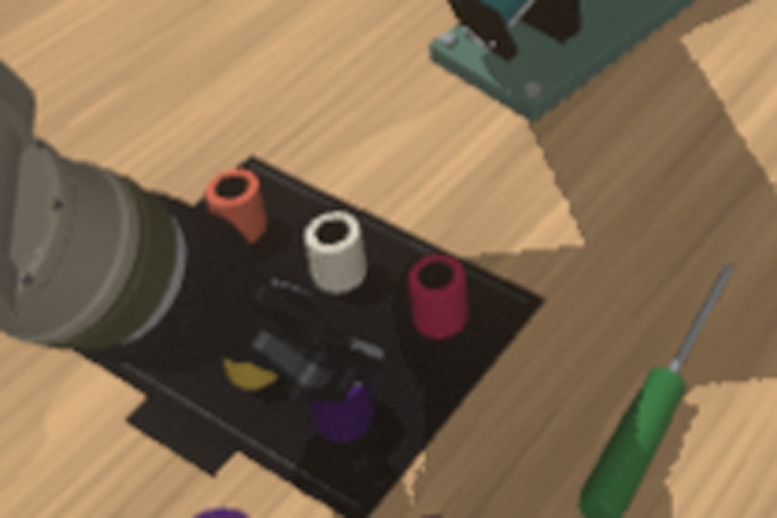

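Request:
step_arm(targets=[[[0,0,0],[0.8,0.1,0.5],5],[[0,0,0],[0.8,0.1,0.5],5],[[0,0.1,0],[0.8,0,0.5],5],[[0,0,0],[0.7,0,0.4],5],[[0,0,0],[0.7,0,0.4],5],[[0,0,0],[0,0,0],5],[[0,0,0],[0,0,0],2.5],[[0,0,0],[0,0,0],2.5],[[0,0,0],[0,0,0],2.5],[[0,0,0],[0,0,0],2.5]])

```text
clock: 25.5
tcp_pos: [0.5908, -0.3764, 0.0144]
orientation: [0.306, 0.661, 0.591, -0.347]
wrist_force: [-0.2, 0.3, 0.4]
finger_gap: 0.0327
```

Run:
```python
from h import *
print(get_state()['tcp_pos'],get_state()['wrist_force'],get_state()['joint_pos'],get_state()['orientation'])
snap("scene","s16",(90,200,300,340),3.7)
```

```text
[ 0.59080025 -0.37644569  0.01438226] [-0.18747121  0.27863048  0.40145862] [-0.8643364   1.046203    0.65285886  1.62387859  0.42959107  0.72446026] [ 0.30599459  0.66134395  0.59056703 -0.34673055]
```

View pics/s16.png

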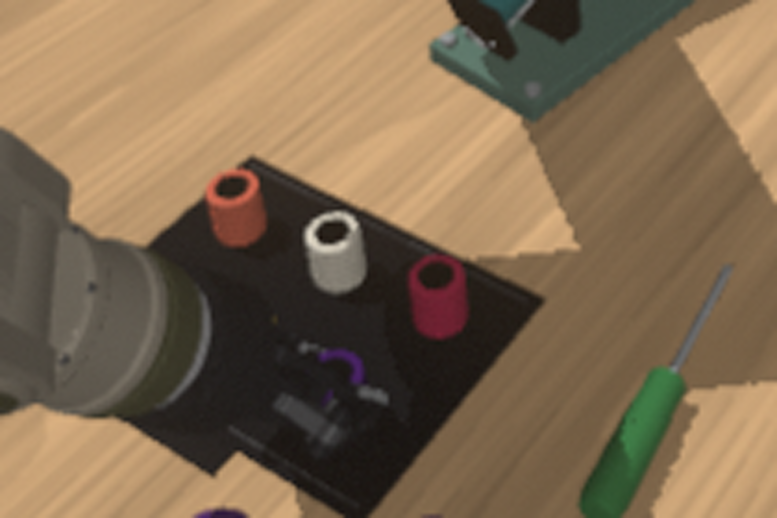

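```bash
sed -i 's/STOP=frame(.4845,-.100,1.458)/STOP=frame(.4830,-.100,1.458)/' h.py
python3 - <<'E'
from h import *
p,r=tool(); c=V(.5915,-.3852,.022)
pk=(p,r)
hp,hr=placeQ(pk,c,.13,.06); pl,_=placeQ(pk,c,.13,.003)
print(hp,pl)
plan([(p+V(0,0,.16),r,4,2.5),(hp,hr,12,2.5),(pl,hr,4,2.5),(pl,hr,4,4.6),(pl-hr.apply([.10,0,0]),hr,4,4.6)])
E
```

```text
[ 0.49133026 -0.0111834   0.1576389 ] [0.49352458 0.00818786 0.10407642]
[[[0.0, 0.0, 0.0], [-3.28, -0.02, -2.29], 2.5], [[0.0, 0.0, 0.0], [-3.28, -0.02, -2.29], 2.5], [[0.0, 0.0, 0.0], [-3.28, -0.02, -2.29], 2.5], [[0.0, 0.0, 0.0], [-3.28, -0.02, -2.29], 2.5], [[0.0, -5.8, 0.0], [1.79, -1.17, -2.32], 2.5], [[0.0, -5.9, 0.1], [1.56, -1.18, -2.49], 2.5], [[0.0, -5.8, 0.0], [1.28, -1.17, -2.63], 2.5], [[0.1, -5.8, 0.0], [1.01, -1.18, -2.75], 2.5], [[0.0, -5.9, 0.0], [0.73, -1.18, -2.83], 2.5], [[0.0, -5.8, 0.1], [0.44, -1.18, -2.9], 2.5]] 10
[[[0.0, -5.8, 0.0], [0.14, -1.18, -2.93], 2.5], [[0.0, -5.9, 0.0], [-0.16, -1.18, -2.92], 2.5], [[0.0, -5.8, 0.1], [-0.46, -1.18, -2.89], 2.5], [[0.0, -5.8, 0.0], [-0.75, -1.18, -2.83], 2.5], [[0.1, -5.9, 0.0], [-1.04, -1.18, -2.74], 2.5], [[0.0, -5.8, 0.0], [-1.3, -1.18, -2.62], 2.5], [[0.0, 0.0, 0.0], [0.81, 0.0, -1.17], 2.5], [[0.0, 0.0, 0.0], [0.82, -0.01, -1.17], 2.5], [[0.0, 0.0, 0.0], [0.81, 0.0, -1.16], 2.5], [[0.0, 0.0, 0.0], [0.82, -0.01, -1.17], 2.5]] 10
[[[0.0, 0.0, 0.0], [0.0, 0.0, 0.0], 4.6], [[0.0, 0.0, 0.0], [0.0, 0.0, 0.0], 4.6], [[0.0, 0.0, 0.0], [0.0, 0.0, 0.0], 4.6], [[0.0, 0.0, 0.0], [0.0, 0.0, 0.0], 4.6], [[0.0, 0.0, 0.0], [-2.5, 0.0, 0.0], 4.6], [[0.0, 0.0, 0.0], [-2.5, 0.0, 0.0], 4.6], [[0.0, 0.0, 0.0], [-2.5, 0.0, 0.0], 4.6], [[0.0, 0.0, 0.0], [-2.5, 0.0, 0.0], 4.6]] 8
```

Request:
step_arm(targets=[[[0,0,0],[-3.3,0,-2.3],2.5],[[0,0,0],[-3.3,0,-2.3],2.5],[[0,0,0],[-3.3,0,-2.3],2.5],[[0,0,0],[-3.3,0,-2.3],2.5],[[0,-5.8,0],[1.8,-1.2,-2.3],2.5],[[0,-5.9,0.1],[1.6,-1.2,-2.5],2.5],[[0,-5.8,0],[1.3,-1.2,-2.6],2.5],[[0,-5.8,0],[1,-1.2,-2.7],2.5],[[0,-5.9,0],[0.7,-1.2,-2.8],2.5],[[0,-5.8,0.1],[0.4,-1.2,-2.9],2.5]])

```text
clock: 26.55
tcp_pos: [0.5441, -0.2053, 0.1738]
orientation: [0.463, 0.536, 0.477, -0.52]
wrist_force: [1.5, 0.1, 1.7]
finger_gap: 0.0329
```

Request:
step_arm(targets=[[[0,-5.8,0],[0.1,-1.2,-2.9],2.5],[[0,-5.9,0],[-0.2,-1.2,-2.9],2.5],[[0,-5.8,0.1],[-0.5,-1.2,-2.9],2.5],[[0,-5.8,0],[-0.8,-1.2,-2.8],2.5],[[0.1,-5.9,0],[-1,-1.2,-2.7],2.5],[[0,-5.8,0],[-1.3,-1.2,-2.6],2.5],[[0,0,0],[0.4,0,-0.6],2.5],[[0,0,0],[0,0,0],2.5],[[0,0,0],[0,0,0],2.5],[[0,0,0],[0,0,0],2.5]])

```text
clock: 27.55
tcp_pos: [0.4937, -0.0233, 0.1662]
orientation: [-0.583, -0.357, -0.317, 0.657]
wrist_force: [0.4, 0.3, -1.0]
finger_gap: 0.0332
```

Run:
```python
from h import *
r0=q2r([0.306,0.6613,0.5906,-0.3467]);p0=V(.5908,-.37645,.01438); c=V(.5915,-.3852,.022)
print(tool()[0],get_state()['finger_gap'])
pl,hr=placeQ((p0,r0),c,.13,.003)
plan([(pl,hr,6,2.5)])
p,r=tool(); cc=p+(r*r0.inv()).apply(c-p0); print(STOP[1].T@(cc-STOP[0]))
im=snap("top","t17",(150,150,300,270),4.5)
m=blob(im,120,150,smin=90,vmin=25,box=(180,180,260,240)); v,u=np.nonzero(m); print(len(u),u.mean(),v.mean(),proj("top",cc))
m=blob(im,82,100,box=(180,90,300,260)); v,u=np.nonzero(m); print(len(u),u.mean(),v.mean(),proj("top",[tf([.019,0,.024]),tf([.019,0,.038])]))
snap("scene","s17",(180,90,340,230),4.5)
```

```text
[ 0.49372255 -0.02331973  0.16618666] 0.03318509247745409
[[[0.0, -0.3, 0.0], [0.58, -0.07, -1.0], 2.5], [[0.0, -0.4, 0.0], [0.58, -0.06, -1.0], 2.5], [[0.0, -0.3, 0.0], [0.57, -0.07, -1.01], 2.5], [[0.0, -0.4, 0.0], [0.57, -0.06, -1.01], 2.5], [[0.0, -0.3, 0.0], [0.56, -0.07, -1.02], 2.5], [[0.0, -0.4, 0.1], [0.55, -0.06, -1.02], 2.5]] 6
[ 0.12148247 -0.00371016  0.09629135]
165 218.01818181818183 211.70909090909092 [[217.83812392 211.33056618]]
164 246.0060975609756 216.78658536585365 [[244.61125236 216.27421951]
 [246.23991966 216.48080238]]
```

View pics/s17.png

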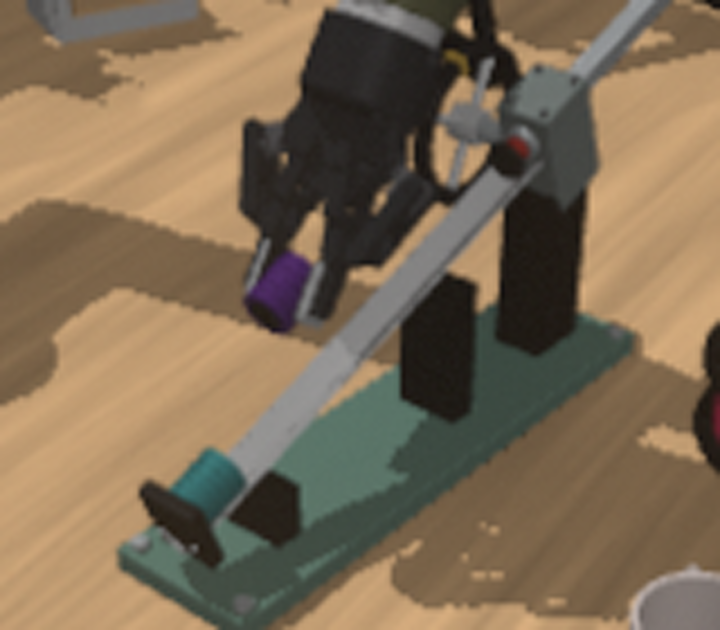

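View pics/t17.png

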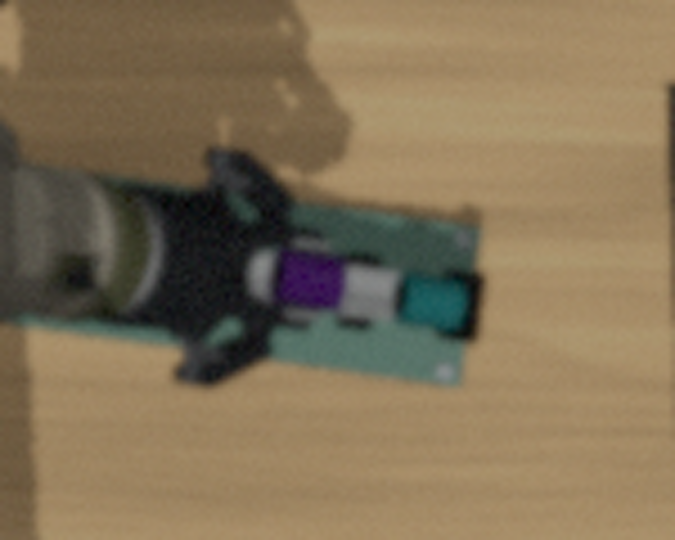

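Request:
step_arm(targets=[[[0,-0.4,0],[0.6,-0.1,-1],2.5],[[0,-0.4,0],[0.6,-0.1,-1],2.5],[[0,-0.4,0],[0.6,-0.1,-1],2.5],[[0,-0.4,0],[0.5,-0.1,-1],2.5],[[0,-0.3,0],[0.6,0,-1],2.5],[[0,-0.2,0],[0.5,0,-0.9],2.5],[[0,0,0],[0,0,0],2.5],[[0,0,0],[0,0,0],4.6],[[0,0,0],[0,0,0],4.6],[[0,0,0],[0,0,0],4.6]])

```text
clock: 28.65
tcp_pos: [0.4925, 0.0082, 0.1047]
orientation: [-0.59, -0.344, -0.307, 0.663]
wrist_force: [0.1, 0.4, 0.2]
finger_gap: 0.0459
```

```bash
sed -i 's/STOP=frame(.4830,-.100,1.458)/STOP=frame(.4824,-.100,1.458)/' h.py
python3 - <<'E'
from h import *
print(tool()[0],get_state()['wrist_force'])
p,r=tool()
c=V(.4348,-.3159,.022)
pp,rr=pickpose(c,-35)
print(pp)
q=p-r.apply([.09,0,0])
plan([(q,r,4,4.6),(V(.45,-.13,.22),toolR(0),8,5),(pp+V(0,0,.09),rr,8,5)])
snap("scene","s18",(90,90,340,340),2.3)
E
```

```text
[0.49253064 0.00815143 0.10468998] [0.10456453 0.36318759 0.18429944]
[ 0.4358136  -0.30695208  0.01713931]
[[[0.0, 0.0, 0.0], [-2.25, 0.0, 0.0], 4.6], [[0.0, 0.0, 0.0], [-2.25, 0.0, 0.0], 4.6], [[0.0, 0.0, 0.0], [-2.25, 0.0, 0.0], 4.6], [[0.0, 0.0, 0.0], [-2.25, 0.0, 0.0], 4.6], [[0.0, 4.4, 0.0], [0.97, -0.33, 2.28], 5], [[0.0, 4.4, 0.0], [0.79, -0.33, 2.35], 5], [[-0.1, 4.4, 0.0], [0.61, -0.33, 2.41], 5], [[0.0, 4.4, 0.1], [0.42, -0.33, 2.44], 5], [[0.0, 4.4, 0.0], [0.24, -0.33, 2.47], 5], [[0.0, 4.4, 0.0], [0.04, -0.34, 2.48], 5]] 10
[[[-0.1, 4.3, 0.0], [-0.15, -0.33, 2.47], 5], [[0.0, 4.4, 0.0], [-0.33, -0.34, 2.46], 5], [[0.0, 4.4, 0.0], [1.41, 0.07, 2.22], 5], [[0.0, 4.4, 0.0], [1.24, 0.08, 2.32], 5], [[0.0, 4.3, 0.0], [1.06, 0.07, 2.4], 5], [[0.0, 4.4, 0.0], [0.87, 0.07, 2.48], 5], [[0.0, 4.4, 0.0], [0.68, 0.08, 2.54], 5], [[0.0, 4.4, 0.0], [0.49, 0.07, 2.58], 5], [[0.0, 4.4, 0.0], [0.28, 0.08, 2.62], 5], [[0.0, 4.3, 0.0], [0.08, 0.07, 2.62], 5]] 10
```

View pics/s18.png

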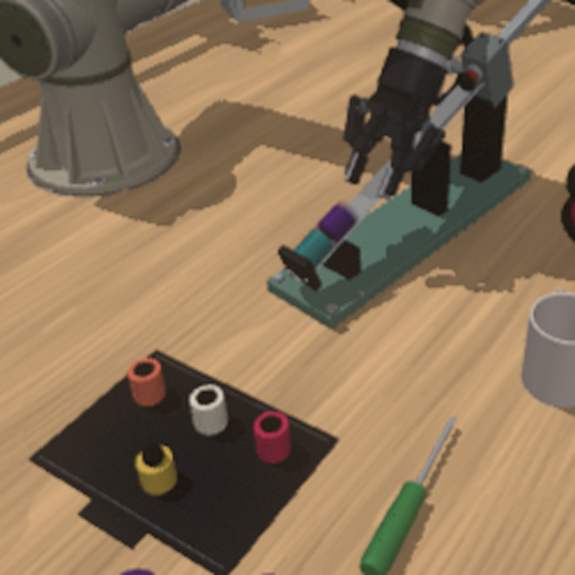

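Request:
step_arm(targets=[[[0,0,0],[-2.2,0,0],4.6],[[0,0,0],[-2.3,0,0],4.6],[[0,0,0],[-2.3,0,0],4.6],[[0,0,0],[-2.2,0,0],4.6],[[0,4.4,0],[1,-0.3,2.3],5],[[0,4.4,0],[0.8,-0.3,2.3],5],[[-0.1,4.4,0],[0.6,-0.4,2.4],5],[[0,4.4,0.1],[0.4,-0.3,2.4],5],[[0,4.4,0],[0.2,-0.3,2.5],5],[[0,4.4,0],[0,-0.4,2.5],5]])

```text
clock: 29.7
tcp_pos: [0.4619, -0.083, 0.2108]
orientation: [-0.505, -0.487, -0.434, 0.565]
wrist_force: [0.6, -1.0, -0.4]
finger_gap: 0.0499
```

Request:
step_arm(targets=[[[-0.1,4.3,0],[-0.1,-0.3,2.5],5],[[0,4.4,0],[-0.3,-0.4,2.5],5],[[0,4.4,0],[1.4,0.1,2.2],5],[[0,4.4,0],[1.2,0.1,2.3],5],[[0,4.3,0],[1.1,0,2.4],5],[[0,4.4,0],[0.9,0.1,2.5],5],[[0,4.4,0],[0.7,0.1,2.5],5],[[0,4.4,0],[0.5,0.1,2.6],5],[[0,4.4,0],[0.3,0,2.6],5],[[0,4.3,0],[0.1,0,2.6],5]])

```text
clock: 30.7
tcp_pos: [0.4346, -0.3073, 0.106]
orientation: [0.307, 0.662, 0.591, -0.344]
wrist_force: [0.6, -0.0, -0.8]
finger_gap: 0.0501
```

Run:
```python
from h import *
print(tool()[0])
c=V(.4348,-.3159,.022)
pp,rr=pickpose(c,-35)
snap("scene","s19",(90,200,300,340),3.7)
plan([(pp,rr,6,5)])
```

```text
[ 0.43464628 -0.30733926  0.10599652]
[[[-0.1, -0.1, 0.0], [1.14, 0.06, 0.74], 5], [[0.0, -0.1, 0.0], [1.14, 0.05, 0.73], 5], [[-0.1, -0.1, 0.1], [1.15, 0.05, 0.73], 5], [[-0.1, 0.0, 0.0], [1.14, 0.05, 0.73], 5], [[0.0, -0.1, 0.0], [1.15, 0.05, 0.74], 5], [[-0.1, -0.1, 0.0], [1.14, 0.05, 0.72], 5]] 6
```

View pics/s19.png

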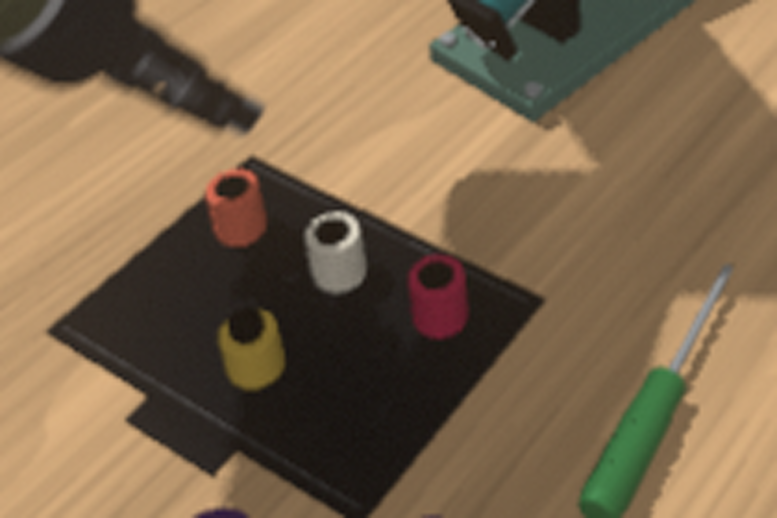

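Request:
step_arm(targets=[[[0,0,0],[1.2,0.1,0.7],5],[[0,0,0],[1.2,0.1,0.7],5],[[0,0,0],[1.2,0.1,0.8],5],[[0,0,0],[1.1,0,0.8],5],[[0,0,0],[1.1,0,0.7],5],[[0,0,0],[0.9,0,0.6],5],[[0,0,0],[0,0,0],5],[[0,0,0],[0,0,0],2.5],[[0,0,0],[0,0,0],2.5],[[0,0,0],[0,0,0],2.5]])

```text
clock: 31.75
tcp_pos: [0.4385, -0.3036, 0.027]
orientation: [0.308, 0.661, 0.591, -0.345]
wrist_force: [-0.4, -0.8, 0.0]
finger_gap: 0.0321
```

Run:
```python
from h import *
p,r=tool(); print(p,get_state()['orientation'],get_state()['finger_gap'])
c=V(.4348,-.3159,.022)
import pickle; pickle.dump((p,r.as_quat(),c),open("pk.pkl","wb"))
pk=(p,r)
hp,hr=placeQ(pk,c,.145,.06)
plan([(p+V(0,0,.16),r,4,2.5),(hp,hr,11,2.5)])
snap("scene","s20",(90,200,300,340),3.7)
```

```text
[ 0.43850037 -0.30364849  0.02702016] [ 0.3082977   0.66124648  0.59058308 -0.34484381] 0.03207953035795973
[[[0.0, 0.0, 0.0], [-3.28, 0.0, -2.29], 2.5], [[0.0, 0.0, 0.0], [-3.28, 0.0, -2.29], 2.5], [[0.0, 0.0, 0.0], [-3.28, 0.0, -2.28], 2.5], [[0.0, 0.0, 0.0], [-3.28, 0.01, -2.29], 2.5], [[0.0, -6.4, 0.0], [1.86, 0.21, -2.29], 2.5], [[0.0, -6.3, 0.0], [1.59, 0.21, -2.49], 2.5], [[0.0, -6.4, 0.0], [1.31, 0.21, -2.64], 2.5], [[0.0, -6.4, 0.0], [1.01, 0.21, -2.78], 2.5], [[0.0, -6.3, 0.0], [0.69, 0.21, -2.87], 2.5], [[0.0, -6.4, 0.0], [0.38, 0.21, -2.93], 2.5]] 10
[[[0.0, -6.3, 0.0], [0.04, 0.21, -2.95], 2.5], [[0.0, -6.4, 0.0], [-0.28, 0.2, -2.94], 2.5], [[0.0, -6.4, 0.0], [-0.6, 0.21, -2.88], 2.5], [[0.0, -6.3, 0.0], [-0.93, 0.21, -2.81], 2.5], [[0.0, -6.4, 0.0], [-1.22, 0.21, -2.68], 2.5]] 5
```

View pics/s20.png

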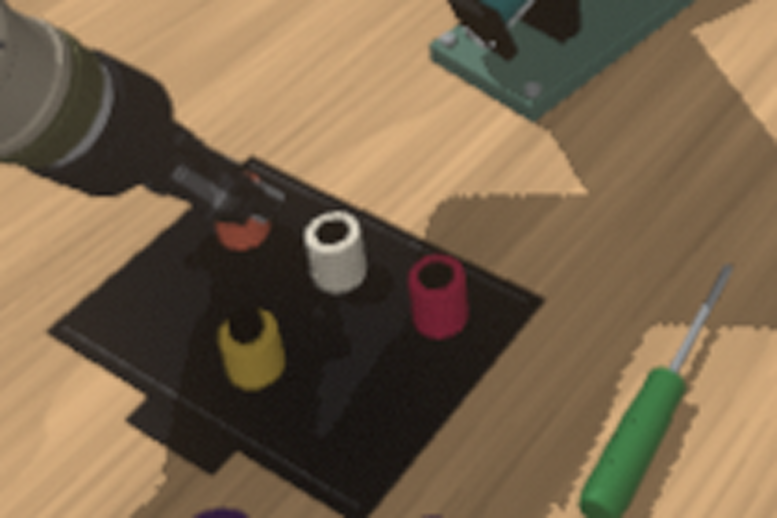

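Request:
step_arm(targets=[[[0,0,0],[-1.5,0,-1],2.5],[[0,0,0],[-3.8,0,-2.6],2.5],[[0,0,0],[-3.9,0,-2.7],2.5],[[0,0,0],[-3.9,0,-2.8],2.5],[[0,-6.4,0],[1.9,0.2,-2.3],2.5],[[0,-6.3,0],[1.6,0.2,-2.5],2.5],[[0,-6.4,0],[1.3,0.2,-2.6],2.5],[[0,-6.4,0],[1,0.2,-2.8],2.5],[[0,-6.3,0],[0.7,0.2,-2.9],2.5],[[0,-6.4,0],[0.4,0.2,-2.9],2.5]])

```text
clock: 32.8
tcp_pos: [0.4703, -0.1283, 0.1742]
orientation: [-0.486, -0.512, -0.455, 0.543]
wrist_force: [0.7, -0.2, -0.5]
finger_gap: 0.0319
```

Request:
step_arm(targets=[[[0,-6.3,0],[0,0.2,-2.9],2.5],[[0,-6.4,0],[-0.3,0.2,-2.9],2.5],[[0,-6.4,0],[-0.6,0.2,-2.9],2.5],[[0,-6.3,0],[-0.9,0.2,-2.8],2.5],[[0,-6.4,0],[-1.2,0.2,-2.7],2.5],[[0,0,0],[0,0,0],2.5],[[0,0,0],[0,0,0],2.5],[[0,0,0],[0,0,0],2.5],[[0,0,0],[0,0,0],2.5],[[0,0,0],[0,0,0],2.5]])

```text
clock: 33.8
tcp_pos: [0.4964, 0.0135, 0.1635]
orientation: [-0.59, -0.345, -0.307, 0.662]
wrist_force: [-0.2, -0.0, 0.4]
finger_gap: 0.0324
```

```bash
cat > chk.py <<'E'
from h import *
import pickle,sys
def chk(xc,lo,hi,tag,smin=90,vmin=25,n=6):
    p0,q,c=pickle.load(open("pk.pkl","rb")); r0=R.from_quat(q)
    print(tool()[0],get_state()['finger_gap'])
    pl,hr=placeQ((p0,r0),c,xc,.003); plan([(pl,hr,n,2.5)])
    p,r=tool(); cc=p+(r*r0.inv()).apply(c-p0); print(STOP[1].T@(cc-STOP[0]))
    im=snap("top",tag+"t",(150,150,300,270),4.5)
    m=blob(im,lo,hi,smin=smin,vmin=vmin,box=(170,180,245,240)); v,u=np.nonzero(m)
    if len(u): print(len(u),u.mean(),v.mean(),proj("top",cc+V(0,0,.01)))
    snap("scene",tag+"s",(180,90,340,230),4.5)
E
python3 - <<'E'
from chk import *
chk(.145,2,12,"c21")
E
```

```text
[0.49641068 0.01354077 0.16346105] 0.032413336376393154
[[[0.0, 0.0, 0.0], [0.52, 0.02, -0.81], 2.5], [[-0.1, 0.0, 0.0], [0.53, 0.01, -0.81], 2.5], [[0.0, -0.1, 0.0], [0.52, 0.02, -0.8], 2.5], [[0.0, 0.0, 0.0], [0.53, 0.02, -0.81], 2.5], [[-0.1, 0.0, 0.0], [0.52, 0.02, -0.81], 2.5], [[0.0, 0.0, 0.0], [0.53, 0.02, -0.81], 2.5]] 6
[0.14297518 0.00120184 0.08476566]
184 209.20652173913044 211.3423913043478 [[208.31017543 212.19440211]]
```

View pics/c21s.png

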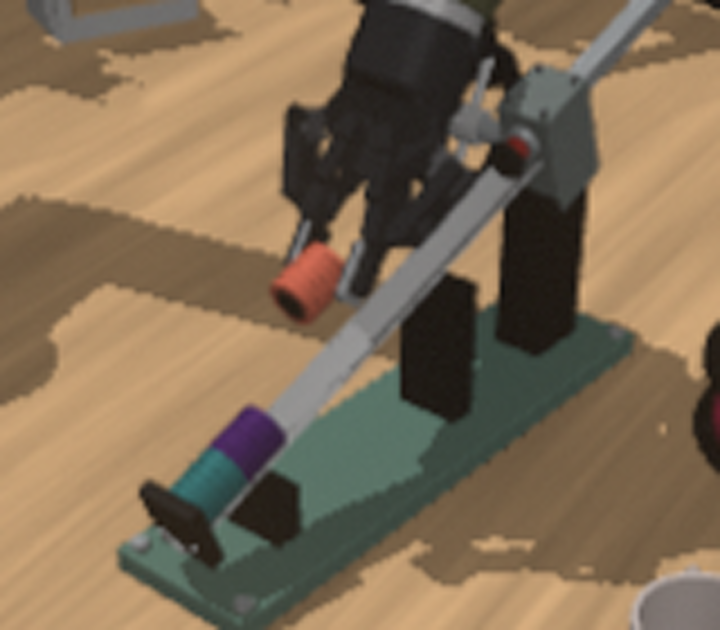

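View pics/c21t.png

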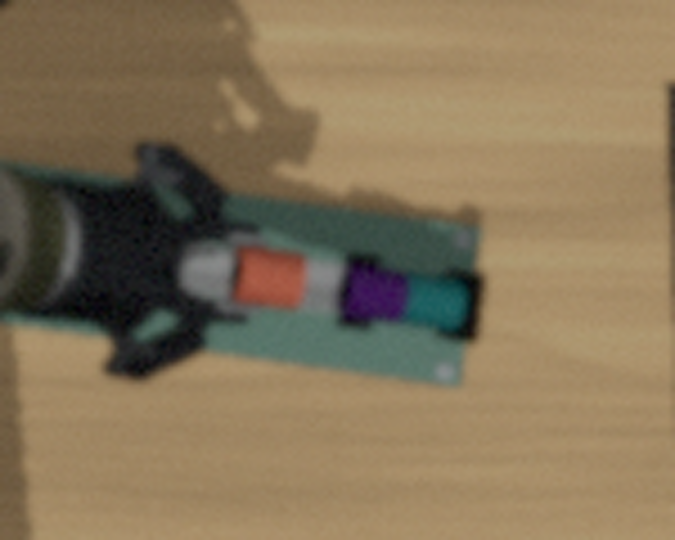

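Request:
step_arm(targets=[[[0,0,0],[0.5,-0.1,-0.8],2.5],[[0,0,0],[0.5,0,-0.8],2.5],[[0,0,0],[0.5,0,-0.8],2.5],[[0,0,0],[0.5,0,-0.8],2.5],[[0,0,0],[0.5,0,-0.8],2.5],[[0,0,0],[0.5,0,-0.8],2.5],[[0,0,0],[0,0,0],2.5],[[0,0,0],[0,0,0],4.6],[[0,0,0],[0,0,0],4.6],[[0,0,0],[0,0,0],4.6]])

```text
clock: 34.9
tcp_pos: [0.4979, 0.0371, 0.1107]
orientation: [-0.591, -0.344, -0.307, 0.662]
wrist_force: [-0.5, -0.7, 0.4]
finger_gap: 0.0464
```

```bash
python3 - <<'E'
s=open('h.py').read()
s=s.replace("Rp=Q*pk[1]; o=Q.apply(np.array(c)-np.array(pk[0]))","Rp=Q*pk[1]; d=np.array(c)-np.array(pk[0]); j=pk[1].apply([0,1,0]); o=Q.apply(d-(d@j)*j)")
open('h.py','w').write(s)
E
python3 - <<'E'
from h import *
print(tool()[0],get_state()['wrist_force'])
p,r=tool()
c=V(.5914,-.299,.022)
pp,rr=pickpose(c,-35)
q=p-r.apply([.09,0,0])
plan([(q,r,4,4.6),(V(.52,-.10,.22),toolR(0),8,5),(pp+V(0,0,.09),rr,8,5)])
snap("scene","s22",(90,90,340,340),2.3)
E
```

```text
[0.49792965 0.03708623 0.11066766] [-0.54910105 -0.73411816  0.41424593]
[[[0.0, 0.0, 0.0], [-2.25, 0.0, 0.0], 4.6], [[0.0, 0.0, 0.0], [-2.25, 0.0, 0.0], 4.6], [[0.0, 0.0, 0.0], [-2.25, 0.0, 0.0], 4.6], [[0.0, 0.0, 0.0], [-2.25, 0.0, 0.0], 4.6], [[0.0, 4.4, 0.0], [0.97, 0.47, 2.15], 5], [[0.0, 4.4, 0.0], [0.79, 0.46, 2.22], 5], [[0.0, 4.3, 0.0], [0.63, 0.47, 2.28], 5], [[0.0, 4.4, 0.0], [0.45, 0.47, 2.32], 5], [[0.0, 4.4, 0.0], [0.28, 0.46, 2.34], 5], [[0.0, 4.4, 0.0], [0.09, 0.47, 2.36], 5]] 10
[[[0.0, 4.4, 0.0], [-0.09, 0.47, 2.36], 5], [[0.0, 4.3, 0.0], [-0.27, 0.46, 2.34], 5], [[0.0, 4.4, 0.0], [1.41, 1.17, 2.26], 5], [[0.0, 4.4, 0.0], [1.24, 1.16, 2.36], 5], [[0.0, 4.3, 0.0], [1.05, 1.17, 2.45], 5], [[0.0, 4.4, 0.0], [0.86, 1.17, 2.52], 5], [[0.0, 4.4, 0.0], [0.67, 1.16, 2.57], 5], [[0.0, 4.4, 0.0], [0.47, 1.17, 2.63], 5], [[0.0, 4.4, 0.0], [0.27, 1.17, 2.65], 5], [[0.0, 4.3, 0.0], [0.06, 1.16, 2.66], 5]] 10
```

View pics/s22.png

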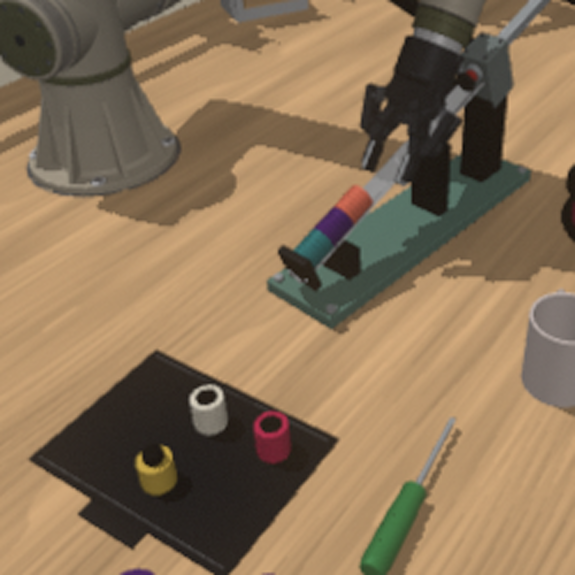

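Three in. Next pink.

Request:
step_arm(targets=[[[0,0,0],[-2.2,0,0],4.6],[[0,0,0],[-2.3,0,0],4.6],[[0,0,0],[-2.3,0,0],4.6],[[0,0,0],[-2.2,0,0],4.6],[[0,4.4,0],[1,0.5,2.1],5],[[0,4.4,0],[0.8,0.5,2.2],5],[[0,4.3,0],[0.6,0.4,2.3],5],[[0,4.4,0],[0.5,0.5,2.3],5],[[0,4.4,0],[0.3,0.5,2.3],5],[[0,4.4,0],[0.1,0.4,2.4],5]])

```text
clock: 35.95
tcp_pos: [0.516, -0.0535, 0.2105]
orientation: [-0.506, -0.487, -0.434, 0.565]
wrist_force: [0.7, -0.6, -0.0]
finger_gap: 0.05
```

Request:
step_arm(targets=[[[0,4.4,0],[-0.1,0.5,2.4],5],[[0,4.3,0],[-0.3,0.5,2.3],5],[[0,4.4,0],[1.4,1.2,2.3],5],[[0,4.4,0],[1.2,1.2,2.4],5],[[0,4.3,0],[1.1,1.1,2.4],5],[[0,4.4,0],[0.9,1.2,2.5],5],[[0,4.4,0],[0.7,1.2,2.6],5],[[0,4.4,0],[0.5,1.2,2.6],5],[[0,4.4,0],[0.3,1.1,2.7],5],[[0,4.3,0],[0,1.2,2.7],5]])

```text
clock: 36.95
tcp_pos: [0.5938, -0.2921, 0.1049]
orientation: [0.307, 0.662, 0.591, -0.344]
wrist_force: [1.0, -0.6, -0.4]
finger_gap: 0.0501
```

Run:
```python
from h import *
print(tool()[0])
c=V(.5914,-.299,.022)
pp,rr=pickpose(c,-35)
snap("scene","s23",(90,200,300,340),3.7)
plan([(pp,rr,6,5)])
```

```text
[ 0.59380396 -0.29207607  0.10489128]
[[[-0.1, -0.1, 0.0], [1.1, 0.0, 0.66], 5], [[-0.1, -0.1, 0.1], [1.1, 0.0, 0.66], 5], [[-0.1, -0.1, 0.0], [1.1, 0.0, 0.66], 5], [[0.0, -0.1, 0.1], [1.1, 0.0, 0.66], 5], [[-0.1, -0.1, 0.0], [1.11, -0.01, 0.65], 5], [[-0.1, -0.1, 0.1], [1.1, 0.0, 0.66], 5]] 6
```

View pics/s23.png

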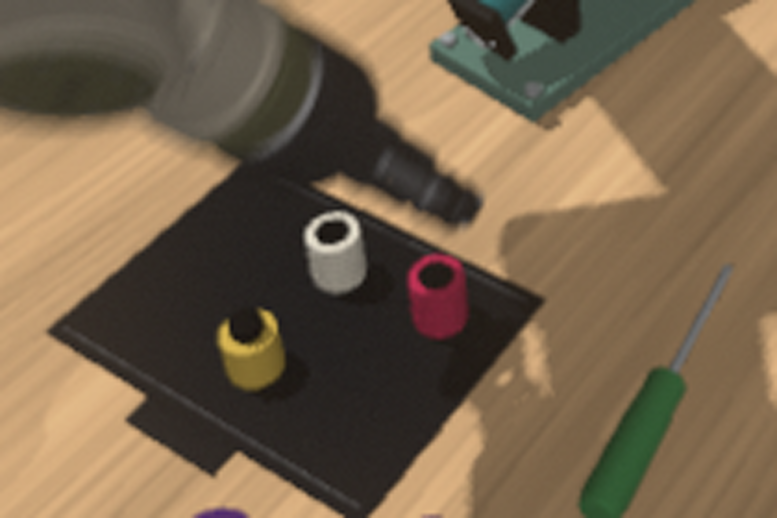

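Request:
step_arm(targets=[[[0,0,0],[1.1,0,0.7],5],[[0,0,0],[1.1,0,0.7],5],[[0,0,0],[1.1,0,0.7],5],[[0,0,0],[1.1,0,0.7],5],[[0,0,0],[1.1,0,0.6],5],[[0,0,0],[0.9,0,0.5],5],[[0,0,0],[0,0,0],5],[[0,0,0],[0,0,0],2.5],[[0,0,0],[0,0,0],2.5],[[0,0,0],[0,0,0],2.5]])

```text
clock: 38.0
tcp_pos: [0.5945, -0.2864, 0.0307]
orientation: [0.308, 0.661, 0.591, -0.345]
wrist_force: [0.1, -0.5, 1.7]
finger_gap: 0.0323
```

```bash
cat > pk.py <<'E'
from h import *
import pickle
def pk(c,xc,n=11,tag="x",up=.16,n1=4,lift=.06):
    p,r=tool(); print(p,get_state()['orientation'],get_state()['finger_gap'])
    d=c-p; j=r.apply([0,1,0]); print("lateral",d@j); c=c-(d@j)*j
    pickle.dump((p,r.as_quat(),c),open("pk.pkl","wb"))
    hp,hr=placeQ((p,r),c,xc,lift)
    plan([(p+V(0,0,up),r,n1,2.5),(hp,hr,n,2.5)])
    snap("scene",tag,(90,200,300,340),3.7)
E
python3 - <<'E'
from pk import *
pk(V(.5914,-.299,.022),.165,tag="s24")
E
```

```text
[ 0.5945384  -0.2863902   0.03071561] [ 0.30833237  0.66134232  0.59052966 -0.34472048] 0.03230574769594138
lateral -0.0017070419111117226
[[[0.0, 0.0, 0.0], [-3.28, 0.0, -2.29], 2.5], [[0.0, 0.0, 0.0], [-3.28, 0.01, -2.29], 2.5], [[0.0, 0.0, 0.0], [-3.28, 0.0, -2.29], 2.5], [[0.0, 0.0, 0.0], [-3.28, 0.0, -2.29], 2.5], [[0.0, -6.4, 0.0], [1.76, -1.2, -2.22], 2.5], [[0.0, -6.3, 0.0], [1.51, -1.21, -2.41], 2.5], [[0.0, -6.4, 0.0], [1.23, -1.2, -2.55], 2.5], [[0.0, -6.4, 0.0], [0.95, -1.2, -2.68], 2.5], [[0.0, -6.3, 0.0], [0.63, -1.21, -2.76], 2.5], [[0.0, -6.4, 0.0], [0.33, -1.2, -2.82], 2.5]] 10
[[[0.0, -6.3, 0.0], [0.01, -1.2, -2.84], 2.5], [[0.0, -6.4, 0.0], [-0.29, -1.21, -2.82], 2.5], [[0.0, -6.4, 0.0], [-0.61, -1.2, -2.77], 2.5], [[0.0, -6.3, 0.0], [-0.92, -1.2, -2.68], 2.5], [[0.0, -6.4, 0.0], [-1.21, -1.21, -2.57], 2.5]] 5
```

View pics/s24.png

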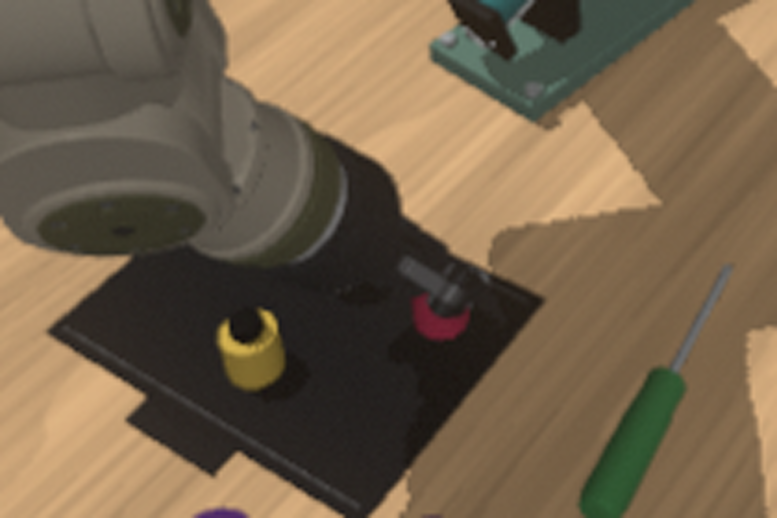

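Request:
step_arm(targets=[[[0,0,0],[0,0,0],5],[[0,0,0],[0,0,0],5],[[0,0,0],[0,0,0],5],[[0,0,0],[0.4,0,0.3],5],[[0,0,0],[0.4,0,0.3],5],[[0,0,0],[0.3,0,0.3],5],[[0,0,0],[0,0,0],5],[[0,0,0],[0,0,0],5],[[0,0,0],[0,0,0],5],[[0,0,0],[0,0,0],5]])

```text
clock: 39.05
tcp_pos: [0.5942, -0.2871, 0.0161]
orientation: [0.308, 0.661, 0.591, -0.345]
wrist_force: [0.9, -0.7, 0.3]
finger_gap: 0.0499
```

Run:
```python
from h import *
print(get_state()['joint_pos'],get_state()['wrist_force'])
snap("scene","s25",(90,200,300,340),3.7)
```

```text
[-0.78171573  0.90225118  0.36068741  1.438213    0.4657975   0.80326993] [ 0.85957021 -0.68474445  0.33835356]
```

View pics/s25.png

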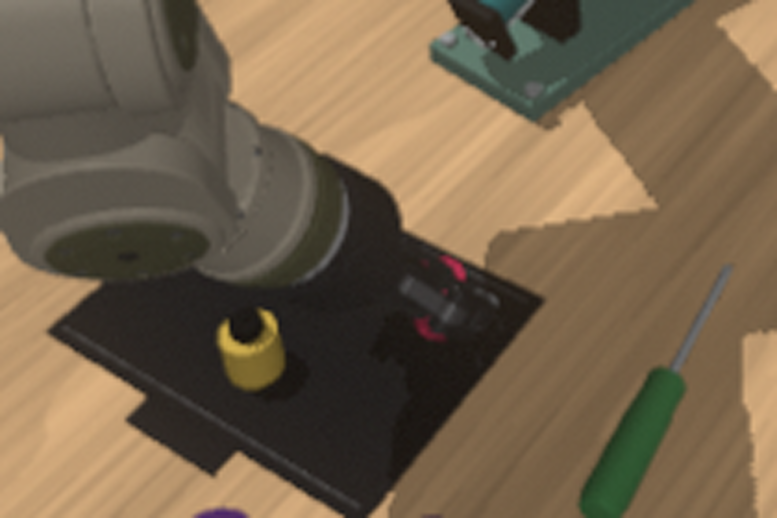

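Request:
step_arm(targets=[[[0,0,0],[-0.2,0,0.2],5],[[0,0,0],[0,0,0],2.5],[[0,0,0],[0,0,0],2.5],[[0,0,0],[0,0,0],2.5],[[0,0,0],[0,0,0],2.5],[[0,0,0],[0,0,0],2.5],[[0,0,0],[0,0,0],2.5],[[0,0,0],[0,0,0],2.5],[[0,0,0],[0,0,0],2.5],[[0,0,0],[0,0,0],2.5]])

```text
clock: 40.1
tcp_pos: [0.5939, -0.2899, 0.0167]
orientation: [0.308, 0.661, 0.591, -0.345]
wrist_force: [0.2, -1.7, 5.0]
finger_gap: 0.0326
```

Run:
```python
from pk import *
pk(V(.5914,-.299,.022),.165,tag="s26")
```

```text
[ 0.59389933 -0.28988017  0.01671573] [ 0.30795404  0.6613524   0.59075145 -0.3446593 ] 0.0326113283942856
lateral -0.0014582365189411966
[[[0.0, 0.0, 0.0], [-3.28, 0.0, -2.29], 2.5], [[0.0, 0.0, 0.0], [-3.28, 0.0, -2.29], 2.5], [[0.0, 0.0, 0.0], [-3.28, 0.0, -2.29], 2.5], [[0.0, 0.0, 0.0], [-3.28, 0.0, -2.29], 2.5], [[0.0, -6.4, 0.0], [1.62, -1.2, -2.21], 2.5], [[0.0, -6.3, 0.0], [1.36, -1.2, -2.37], 2.5], [[0.0, -6.4, 0.0], [1.09, -1.2, -2.5], 2.5], [[0.0, -6.4, 0.0], [0.81, -1.2, -2.62], 2.5], [[0.0, -6.3, 0.0], [0.51, -1.2, -2.68], 2.5], [[0.0, -6.4, 0.0], [0.21, -1.2, -2.73], 2.5]] 10
[[[0.0, -6.3, 0.0], [-0.09, -1.21, -2.73], 2.5], [[0.0, -6.4, 0.0], [-0.39, -1.2, -2.71], 2.5], [[0.0, -6.4, 0.0], [-0.69, -1.2, -2.65], 2.5], [[0.0, -6.3, 0.0], [-0.98, -1.2, -2.55], 2.5], [[0.0, -6.4, 0.0], [-1.26, -1.2, -2.43], 2.5]] 5
```

View pics/s26.png

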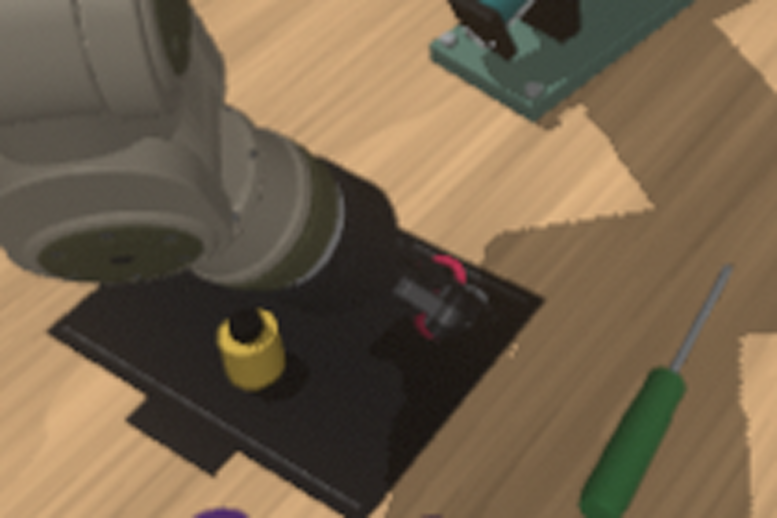

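Request:
step_arm(targets=[[[0,0,0],[-1.5,0,-1],2.5],[[0,0,0],[-3.8,0,-2.7],2.5],[[0,0,0],[-3.9,0,-2.7],2.5],[[0,0,0],[-3.9,0,-2.8],2.5],[[0,-6.4,0],[1.6,-1.2,-2.2],2.5],[[0,-6.3,0],[1.4,-1.2,-2.4],2.5],[[0,-6.4,0],[1.1,-1.2,-2.5],2.5],[[0,-6.4,0],[0.8,-1.2,-2.6],2.5],[[0,-6.3,0],[0.5,-1.2,-2.7],2.5],[[0,-6.4,0],[0.2,-1.2,-2.7],2.5]])

```text
clock: 41.15
tcp_pos: [0.5399, -0.1173, 0.1731]
orientation: [-0.486, -0.511, -0.456, 0.543]
wrist_force: [1.4, 1.2, -0.5]
finger_gap: 0.0332
```

Request:
step_arm(targets=[[[0,-6.3,0],[-0.1,-1.2,-2.7],2.5],[[0,-6.4,0],[-0.4,-1.2,-2.7],2.5],[[0,-6.4,0],[-0.7,-1.2,-2.6],2.5],[[0,-6.3,0],[-1,-1.2,-2.6],2.5],[[0,-6.4,0],[-1.3,-1.2,-2.4],2.5],[[0,0,0],[0,0,0],2.5],[[0,0,0],[0,0,0],2.5],[[0,0,0],[0,0,0],2.5],[[0,0,0],[0,0,0],2.5],[[0,0,0],[0,0,0],2.5]])

```text
clock: 42.15
tcp_pos: [0.4966, 0.0223, 0.1712]
orientation: [-0.59, -0.345, -0.307, 0.662]
wrist_force: [-0.5, -0.6, -1.1]
finger_gap: 0.0326
```

Run:
```python
from chk import *
chk(.165,165,179,"c27")
```

```text
[0.49656315 0.02228573 0.17121041] 0.032642975412033405
[[[0.0, 0.0, 0.0], [0.55, -0.01, -0.81], 2.5], [[-0.1, 0.0, 0.0], [0.55, 0.0, -0.81], 2.5], [[0.0, 0.0, 0.0], [0.55, -0.01, -0.82], 2.5], [[0.0, 0.0, 0.0], [0.55, 0.0, -0.81], 2.5], [[0.0, 0.0, 0.0], [0.55, -0.01, -0.81], 2.5], [[-0.1, 0.0, 0.0], [0.55, -0.01, -0.81], 2.5]] 6
[ 0.16412306 -0.00030515  0.08584202]
201 203.1492537313433 210.92537313432837 [[200.68562131 210.62041471]]
```

View pics/c27s.png

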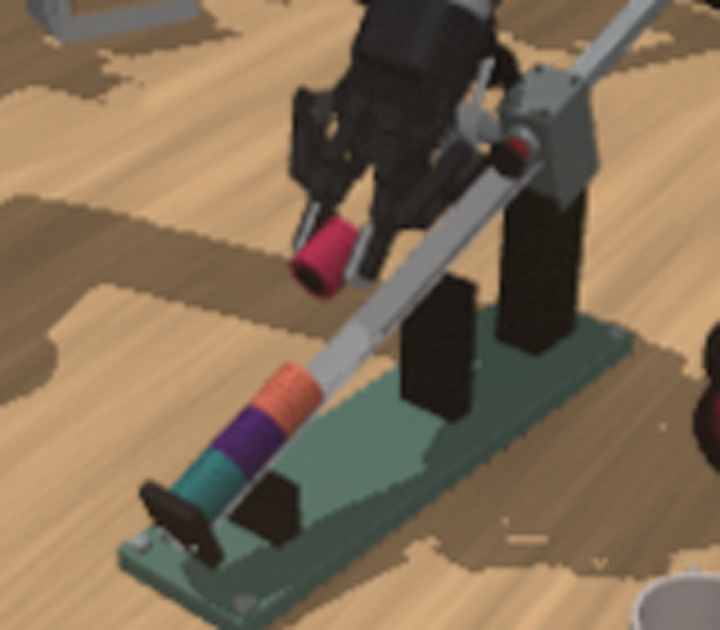

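View pics/c27t.png

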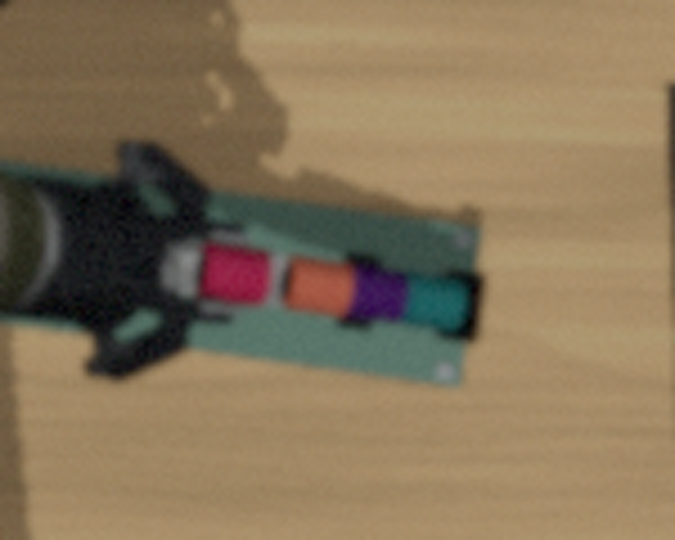

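Request:
step_arm(targets=[[[0,0,0],[0.6,0,-0.8],2.5],[[0,0,0],[0.5,0,-0.8],2.5],[[0,0,0],[0.6,0,-0.8],2.5],[[0,0,0],[0.5,0,-0.8],2.5],[[0,0,0],[0.5,0,-0.8],2.5],[[0,0,0],[0.5,0,-0.8],2.5],[[0,0,0],[0,0,0],2.5],[[0,0,0],[0,0,0],4.6],[[0,0,0],[0,0,0],4.6],[[0,0,0],[0,0,0],4.6]])

```text
clock: 43.25
tcp_pos: [0.4989, 0.0446, 0.1173]
orientation: [-0.591, -0.344, -0.307, 0.662]
wrist_force: [0.5, -0.8, -0.1]
finger_gap: 0.0461
```

Run:
```python
from h import *
print(tool()[0],get_state()['wrist_force'])
p,r=tool()
c=V(.5156,-.3077,.022)
pp,rr=pickpose(c,-35)
q=p-r.apply([.09,0,0])
plan([(q,r,4,4.6),(V(.50,-.09,.23),toolR(0),8,5),(pp+V(0,0,.09),rr,8,5)])
snap("scene","s28",(90,90,340,340),2.3)
```

```text
[0.49886041 0.04459482 0.11734127] [ 0.52270511 -0.84933675 -0.14214772]
[[[0.0, 0.0, 0.0], [-2.25, 0.0, 0.0], 4.6], [[0.0, 0.0, 0.0], [-2.25, 0.0, 0.0], 4.6], [[0.0, 0.0, 0.0], [-2.25, 0.0, 0.0], 4.6], [[0.0, 0.0, 0.0], [-2.25, 0.0, 0.0], 4.6], [[0.0, 4.4, 0.0], [0.93, 0.2, 2.18], 5], [[0.0, 4.4, 0.0], [0.76, 0.21, 2.24], 5], [[0.0, 4.3, 0.0], [0.59, 0.2, 2.29], 5], [[0.0, 4.4, 0.0], [0.41, 0.2, 2.33], 5], [[0.0, 4.4, 0.0], [0.24, 0.21, 2.36], 5], [[0.0, 4.4, 0.0], [0.05, 0.2, 2.36], 5]] 10
[[[0.0, 4.4, 0.0], [-0.13, 0.2, 2.37], 5], [[0.0, 4.3, 0.0], [-0.31, 0.21, 2.34], 5], [[0.0, 4.4, 0.0], [1.54, 0.5, 2.57], 5], [[0.0, 4.4, 0.0], [1.33, 0.5, 2.68], 5], [[0.0, 4.3, 0.0], [1.13, 0.5, 2.77], 5], [[0.0, 4.4, 0.0], [0.92, 0.49, 2.85], 5], [[0.0, 4.4, 0.0], [0.69, 0.5, 2.91], 5], [[0.0, 4.4, 0.0], [0.47, 0.5, 2.96], 5], [[0.0, 4.4, 0.0], [0.24, 0.5, 2.98], 5], [[0.0, 4.3, 0.0], [0.01, 0.5, 3.0], 5]] 10
```

View pics/s28.png

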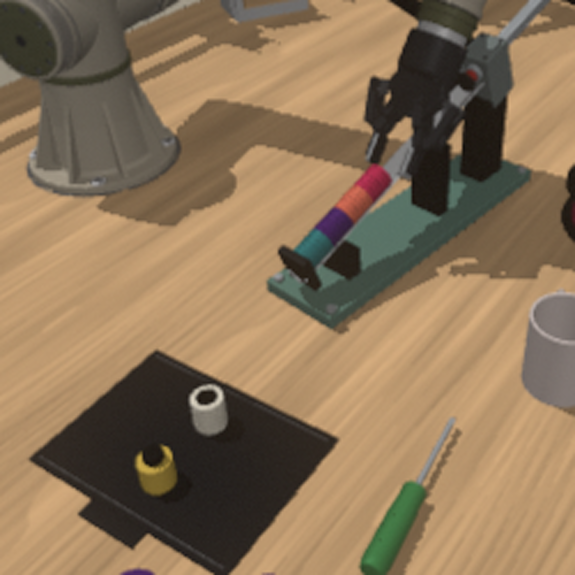

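Request:
step_arm(targets=[[[0,0,0],[-2.2,0,0],4.6],[[0,0,0],[-2.3,0,0],4.6],[[0,0,0],[-2.3,0,0],4.6],[[0,0,0],[-2.2,0,0],4.6],[[0,4.4,0],[0.9,0.2,2.2],5],[[0,4.4,0],[0.8,0.2,2.2],5],[[0,4.3,0],[0.6,0.2,2.3],5],[[0,4.4,0],[0.4,0.2,2.3],5],[[0,4.4,0],[0.2,0.2,2.4],5],[[0,4.4,0],[0.1,0.2,2.4],5]])

```text
clock: 44.3
tcp_pos: [0.5008, -0.0447, 0.2209]
orientation: [-0.506, -0.487, -0.434, 0.565]
wrist_force: [0.1, -0.4, -0.1]
finger_gap: 0.0498
```

Request:
step_arm(targets=[[[0,4.4,0],[-0.1,0.2,2.4],5],[[0,4.3,0],[-0.3,0.2,2.3],5],[[0,4.4,0],[1.5,0.5,2.6],5],[[0,4.4,0],[1.3,0.5,2.7],5],[[0,4.3,0],[1.1,0.5,2.8],5],[[0,4.4,0],[0.9,0.5,2.8],5],[[0,4.4,0],[0.7,0.5,2.9],5],[[0,4.4,0],[0.5,0.5,3],5],[[0,4.4,0],[0.2,0.5,3],5],[[0,4.3,0],[0,0.5,3],5]])

```text
clock: 45.3
tcp_pos: [0.5161, -0.3017, 0.1073]
orientation: [0.308, 0.662, 0.591, -0.344]
wrist_force: [1.1, -0.0, 0.1]
finger_gap: 0.0499
```

Run:
```python
from h import *
print(tool()[0])
c=V(.5156,-.3077,.022)
pp,rr=pickpose(c,-35,dz=.012); print(pp)
snap("scene","s29",(90,200,300,340),3.7)
plan([(pp,rr,8,5)])
```

```text
[ 0.51608869 -0.3016894   0.10727238]
[ 0.5166136  -0.29875208  0.02113931]
[[[-0.1, -0.1, 0.0], [0.83, 0.03, 0.48], 5], [[0.0, 0.0, 0.1], [0.83, 0.03, 0.49], 5], [[-0.1, -0.1, 0.0], [0.83, 0.03, 0.48], 5], [[0.0, -0.1, 0.0], [0.83, 0.03, 0.48], 5], [[-0.1, 0.0, 0.0], [0.83, 0.03, 0.48], 5], [[-0.1, -0.1, 0.1], [0.83, 0.02, 0.48], 5], [[0.0, -0.1, 0.0], [0.83, 0.03, 0.47], 5], [[-0.1, 0.0, 0.0], [0.84, 0.02, 0.48], 5]] 8
```

View pics/s29.png

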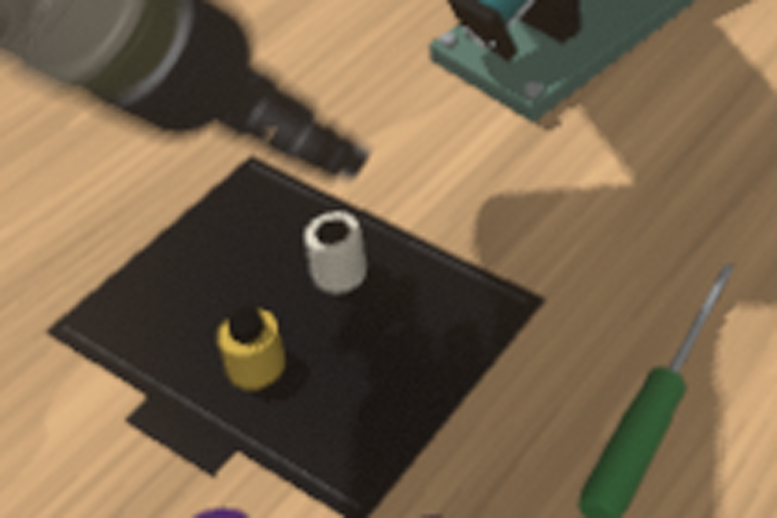

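Request:
step_arm(targets=[[[0,0,0],[0.8,0,0.5],5],[[0,0,0],[0.8,0,0.5],5],[[0,0,0],[0.8,0,0.5],5],[[0,0,0],[0.8,0,0.5],5],[[0,0,0],[0.8,0,0.5],5],[[0,0,0],[0.8,0,0.5],5],[[0,0,0],[0.6,0,0.4],5],[[0,0,0],[0,0,0],5],[[0,0,0],[0,0,0],5],[[0,0,0],[0,0,0],5]])

```text
clock: 46.35
tcp_pos: [0.5166, -0.2972, 0.0439]
orientation: [0.308, 0.661, 0.591, -0.345]
wrist_force: [-0.2, 0.2, 0.1]
finger_gap: 0.0498
```

Run:
```python
from h import *
print(tool()[0])
c=V(.5156,-.3077,.022)
pp,rr=pickpose(c,-35,dz=.012); print(pp)
snap("scene","s30",(90,200,300,340),3.7)
snap("top","t30",(280,130,400,260),4.5)
plan([(pp,rr,2,5)])
```

```text
[ 0.51661976 -0.29720718  0.04385196]
[ 0.5166136  -0.29875208  0.02113931]
[[[0.0, 0.0, 0.0], [0.89, 0.01, 0.71], 5], [[0.0, 0.1, 0.0], [0.89, 0.0, 0.71], 5]] 2
```

View pics/s30.png

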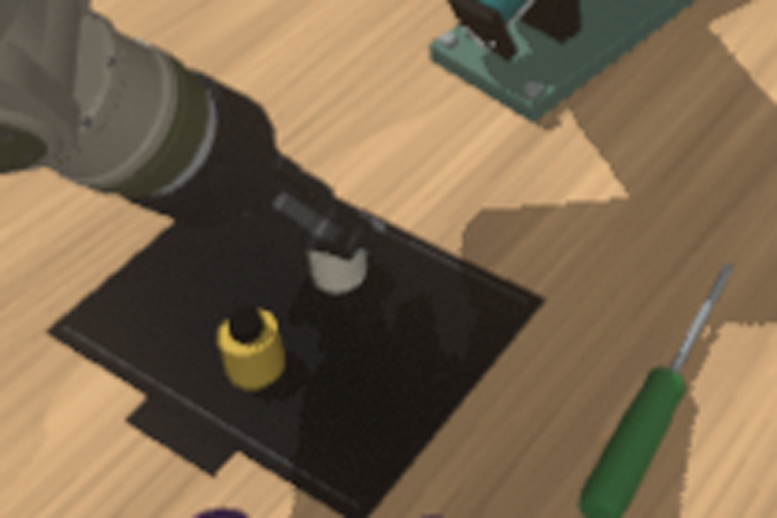

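Request:
step_arm(targets=[[[0,0,0],[0.4,0,0.4],5],[[0,0,0],[0.5,0,0.4],5],[[0,0,0],[0.4,0,0.3],5],[[0,0,0],[0.4,0,0.3],5],[[0,0,0],[0,0,0],5],[[0,0,0],[0,0,0],5],[[0,0,0],[0,0,0],2.5],[[0,0,0],[0,0,0],2.5],[[0,0,0],[0,0,0],2.5],[[0,0,0],[0,0,0],2.5]])

```text
clock: 47.45
tcp_pos: [0.5164, -0.2989, 0.0219]
orientation: [0.308, 0.661, 0.591, -0.345]
wrist_force: [0.6, -0.4, 2.3]
finger_gap: 0.0325
```

Run:
```python
from pk import *
pk(V(.5156,-.3077,.022),.195,tag="s31")
```

```text
[ 0.51643588 -0.29890695  0.02190716] [ 0.30807296  0.66132517  0.5906918  -0.34470751] 0.032536468506040084
lateral 0.00015732391361674986
[[[0.0, 0.0, 0.0], [-3.28, 0.0, -2.29], 2.5], [[0.0, 0.0, 0.0], [-3.28, 0.0, -2.29], 2.5], [[0.0, 0.0, 0.0], [-3.28, 0.0, -2.29], 2.5], [[0.0, 0.0, 0.0], [-3.28, 0.0, -2.29], 2.5], [[0.0, -6.4, 0.0], [1.83, -0.51, -2.62], 2.5], [[0.0, -6.3, 0.0], [1.52, -0.51, -2.81], 2.5], [[0.0, -6.4, 0.0], [1.2, -0.51, -2.95], 2.5], [[0.0, -6.4, 0.0], [0.87, -0.51, -3.08], 2.5], [[0.0, -6.3, 0.0], [0.52, -0.51, -3.15], 2.5], [[0.0, -6.4, 0.0], [0.17, -0.51, -3.19], 2.5]] 10
[[[0.0, -6.3, 0.0], [-0.19, -0.51, -3.19], 2.5], [[0.0, -6.4, 0.0], [-0.53, -0.51, -3.14], 2.5], [[0.0, -6.4, 0.0], [-0.88, -0.51, -3.07], 2.5], [[0.0, -6.3, 0.0], [-1.22, -0.51, -2.96], 2.5], [[0.0, -6.4, 0.0], [-1.54, -0.51, -2.8], 2.5]] 5
```

View pics/s31.png

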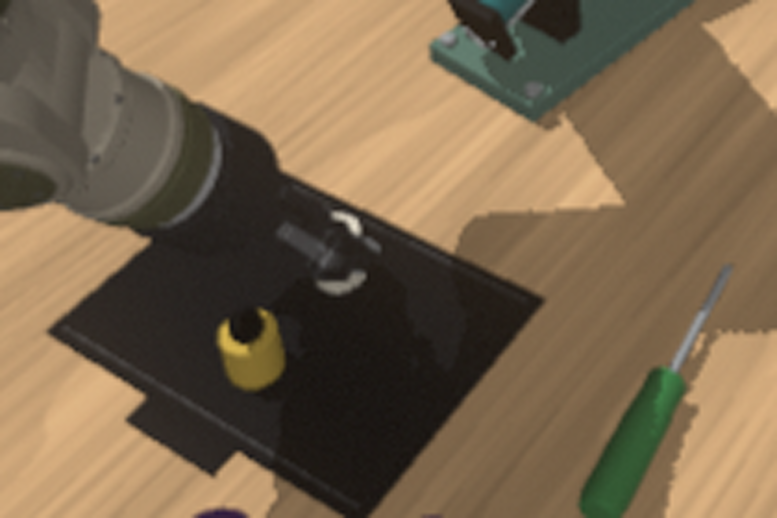

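Request:
step_arm(targets=[[[0,0,0],[-1.5,0,-1],2.5],[[0,0,0],[-3.8,0,-2.7],2.5],[[0,0,0],[-3.9,0,-2.7],2.5],[[0,0,0],[-3.9,0,-2.8],2.5],[[0,-6.4,0],[1.8,-0.5,-2.6],2.5],[[0,-6.3,0],[1.5,-0.5,-2.8],2.5],[[0,-6.4,0],[1.2,-0.5,-3],2.5],[[0,-6.4,0],[0.9,-0.5,-3.1],2.5],[[0,-6.3,0],[0.5,-0.5,-3.1],2.5],[[0,-6.4,0],[0.2,-0.6,-3.2],2.5]])

```text
clock: 48.5
tcp_pos: [0.5069, -0.1037, 0.1831]
orientation: [-0.486, -0.512, -0.455, 0.543]
wrist_force: [0.8, 0.5, -0.0]
finger_gap: 0.0325
```

Request:
step_arm(targets=[[[0,-6.3,0],[-0.2,-0.5,-3.2],2.5],[[0,-6.4,0],[-0.5,-0.5,-3.1],2.5],[[0,-6.4,0],[-0.9,-0.5,-3.1],2.5],[[0,-6.3,0],[-1.2,-0.5,-3],2.5],[[0,-6.4,0],[-1.5,-0.5,-2.8],2.5],[[0,0,0],[0,0,0],2.5],[[0,0,0],[0,0,0],2.5],[[0,0,0],[0,0,0],2.5],[[0,0,0],[0,0,0],2.5],[[0,0,0],[0,0,0],2.5]])

```text
clock: 49.5
tcp_pos: [0.5002, 0.0554, 0.1825]
orientation: [-0.59, -0.345, -0.307, 0.662]
wrist_force: [-0.6, -0.3, -0.5]
finger_gap: 0.0329
```

Run:
```python
from chk import *
chk(.197,165,179,"c32")
```

```text
[0.50023861 0.05536847 0.1824755 ] 0.03286843019898579
[[[0.0, 0.0, 0.0], [0.51, -0.01, -0.81], 2.5], [[-0.1, 0.0, 0.0], [0.51, 0.0, -0.82], 2.5], [[0.0, 0.0, 0.0], [0.51, -0.01, -0.81], 2.5], [[0.0, 0.0, 0.0], [0.51, 0.0, -0.81], 2.5], [[-0.1, -0.1, 0.0], [0.51, -0.01, -0.82], 2.5], [[0.0, 0.0, 0.0], [0.51, 0.0, -0.81], 2.5]] 6
[ 0.19405842 -0.00021843  0.0845279 ]
169 208.8698224852071 211.72781065088756 [[189.33703733 209.17444393]]
```

View pics/c32s.png

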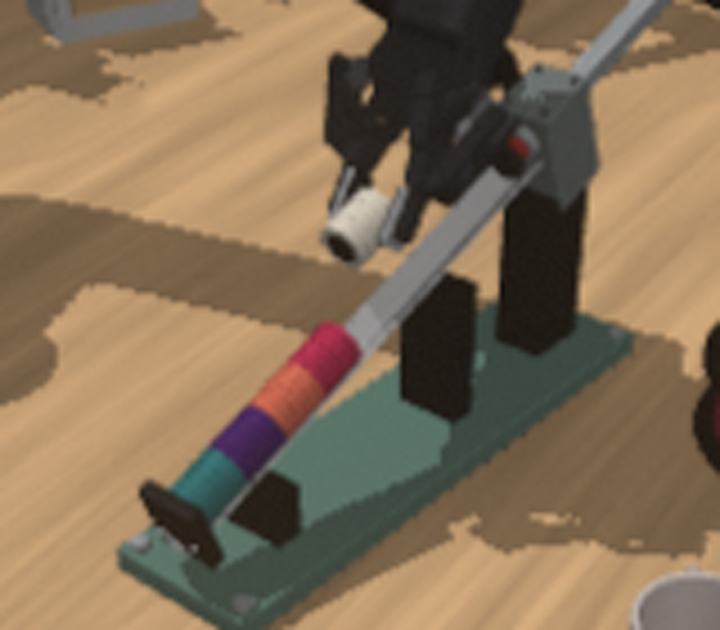

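View pics/c32t.png

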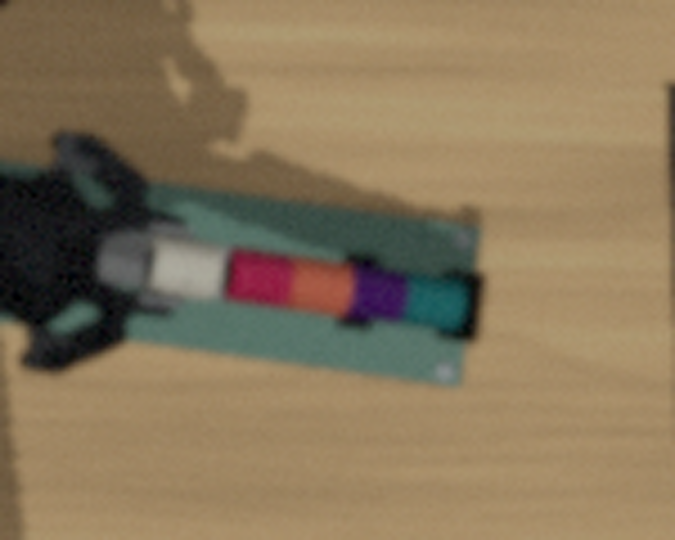

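Request:
step_arm(targets=[[[0,0,0],[0.5,0,-0.8],2.5],[[0,0,0],[0.5,0,-0.8],2.5],[[0,0,0],[0.5,0,-0.8],2.5],[[0,0,0],[0.5,0,-0.8],2.5],[[0,0,0],[0.5,0,-0.8],2.5],[[0,0,0],[0.6,0,-0.8],2.5],[[0,0,0],[0,0,0],2.5],[[0,0,0],[0,0,0],4.6],[[0,0,0],[0,0,0],4.6],[[0,0,0],[0,0,0],4.6]])

```text
clock: 50.6
tcp_pos: [0.5025, 0.0783, 0.129]
orientation: [-0.591, -0.344, -0.307, 0.662]
wrist_force: [0.1, 1.1, -0.0]
finger_gap: 0.046
```

Run:
```python
from h import *
print(tool()[0],get_state()['wrist_force'])
p,r=tool()
im=snap("top","t33",(150,130,400,270),3)
snap("scene","s33",(90,90,340,340),2.3)
c=V(.5233,-.3882,.019)
pp,rr=pickpose(c,-40)
q=p-r.apply([.09,0,0])
print(pp)
plan([(q,r,4,4.6),(V(.50,-.09,.23),toolR(0),7,5),(pp+V(0,0,.09),rr,9,5)])
```

```text
[0.50249471 0.07828411 0.12895277] [ 0.10544081  1.05494923 -0.01704165]
[ 0.5244359  -0.37817237  0.0149731 ]
[[[0.0, 0.0, 0.0], [-2.25, 0.0, 0.0], 4.6], [[0.0, 0.0, 0.0], [-2.25, 0.0, 0.0], 4.6], [[0.0, 0.0, 0.0], [-2.25, 0.0, 0.0], 4.6], [[0.0, 0.0, 0.0], [-2.25, 0.0, 0.0], 4.6], [[0.0, 5.0, 0.0], [1.48, 0.23, 2.79], 5], [[0.0, 5.0, 0.0], [1.23, 0.24, 2.9], 5], [[0.0, 5.0, 0.0], [0.97, 0.23, 3.01], 5], [[0.0, 5.0, 0.0], [0.7, 0.24, 3.07], 5], [[0.0, 5.0, 0.0], [0.44, 0.23, 3.13], 5], [[0.0, 5.0, 0.0], [0.16, 0.23, 3.15], 5]] 10
[[[0.0, 5.0, 0.0], [-0.12, 0.24, 3.15], 5], [[0.0, 4.4, 0.0], [1.39, 0.63, 3.15], 5], [[0.0, 4.5, 0.0], [1.15, 0.63, 3.25], 5], [[0.0, 4.4, 0.0], [0.88, 0.63, 3.33], 5], [[0.0, 4.5, 0.0], [0.63, 0.63, 3.38], 5], [[0.0, 4.4, 0.0], [0.37, 0.63, 3.43], 5], [[0.0, 4.5, 0.0], [0.09, 0.63, 3.44], 5], [[0.0, 4.4, 0.0], [-0.17, 0.63, 3.44], 5], [[0.0, 4.5, 0.0], [-0.43, 0.63, 3.42], 5], [[0.0, 4.4, 0.0], [-0.71, 0.63, 3.37], 5]] 10
```

View pics/s33.png

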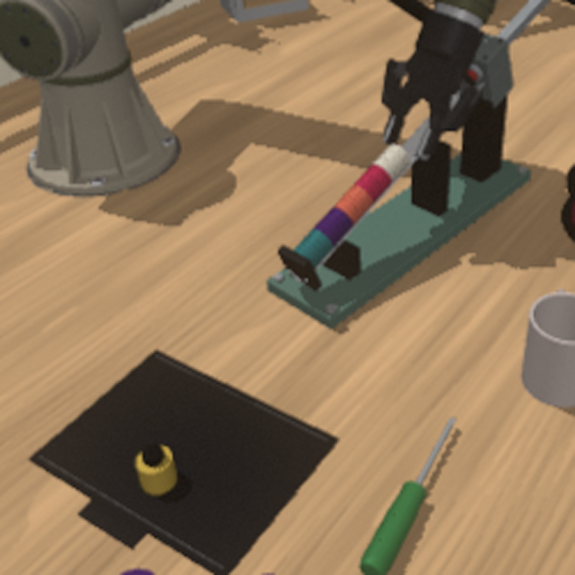

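View pics/t33.png

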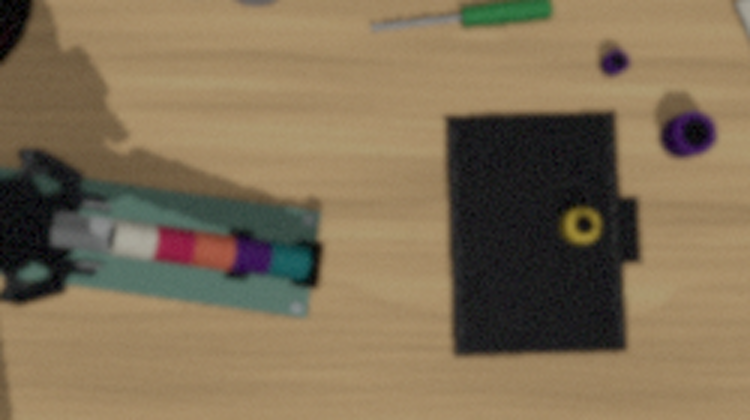

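Request:
step_arm(targets=[[[0,0,0],[-2.2,0,0],4.6],[[0,0,0],[-2.3,0,0],4.6],[[0,0,0],[-2.3,0,0],4.6],[[0,0,0],[-2.2,0,0],4.6],[[0,5,0],[1.5,0.2,2.8],5],[[0,5,0],[1.2,0.2,2.9],5],[[0,5,0],[1,0.2,3],5],[[0,5,0],[0.7,0.2,3.1],5],[[0,5,0],[0.4,0.2,3.1],5],[[0,5,0],[0.2,0.2,3.1],5]])

```text
clock: 51.7
tcp_pos: [0.4991, -0.059, 0.2269]
orientation: [-0.492, -0.505, -0.45, 0.548]
wrist_force: [0.9, 0.3, -0.6]
finger_gap: 0.0502
```

Request:
step_arm(targets=[[[0,5,0],[-0.1,0.2,3.1],5],[[0,4.4,0],[1.4,0.6,3.1],5],[[0,4.5,0],[1.1,0.6,3.3],5],[[0,4.4,0],[0.9,0.6,3.3],5],[[0,4.5,0],[0.6,0.6,3.4],5],[[0,4.4,0],[0.4,0.6,3.4],5],[[0,4.5,0],[0.1,0.6,3.4],5],[[0,4.4,0],[-0.2,0.6,3.4],5],[[0,4.5,0],[-0.4,0.6,3.4],5],[[0,4.4,0],[-0.7,0.6,3.4],5]])

```text
clock: 52.7
tcp_pos: [0.5195, -0.3772, 0.1047]
orientation: [0.282, 0.676, 0.604, -0.315]
wrist_force: [0.9, 0.2, 1.1]
finger_gap: 0.05
```

Request:
step_arm(targets=[[[0,0,0],[0,0,0],5],[[0,0,0],[0,0,0],5],[[0,0,0],[0,0,0],5],[[0,0,0],[0,0,0],5],[[0,0,0],[0,0,0],5],[[0,0,0],[0,0,0],5],[[0,0,0],[0,0,0],5],[[0,0,0],[0,0,0],5],[[0,0,0],[0,0,0],5],[[0,0,0],[0,0,0],5]])

```text
clock: 53.7
tcp_pos: [0.5196, -0.3755, 0.1044]
orientation: [0.282, 0.676, 0.604, -0.316]
wrist_force: [-0.0, -0.7, -1.5]
finger_gap: 0.0503
```

Run:
```python
from h import *
print(tool()[0])
c=V(.5233,-.3882,.019)
pp,rr=pickpose(c,-40); print(pp)
snap("scene","s34",(90,200,300,340),3.7)
plan([(pp,rr,8,5)])
```

```text
[ 0.51961971 -0.37547045  0.10444605]
[ 0.5244359  -0.37817237  0.0149731 ]
[[[0.0, 0.0, 0.0], [0.84, 0.06, 0.74], 5], [[0.0, 0.0, 0.0], [0.84, 0.07, 0.74], 5], [[0.0, 0.0, 0.0], [0.84, 0.06, 0.74], 5], [[0.0, 0.0, 0.0], [0.84, 0.07, 0.73], 5], [[0.0, 0.0, 0.0], [0.84, 0.06, 0.74], 5], [[0.0, 0.0, 0.0], [0.84, 0.07, 0.74], 5], [[0.0, 0.0, 0.0], [0.84, 0.06, 0.74], 5], [[0.0, 0.0, 0.0], [0.84, 0.06, 0.74], 5]] 8
```

View pics/s34.png

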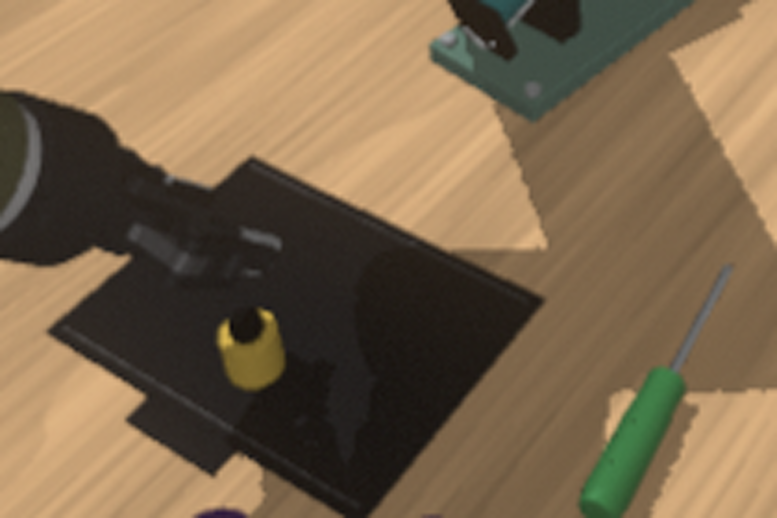

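Request:
step_arm(targets=[[[0,0,0],[0.8,0.1,0.7],5],[[0,0,0],[0.8,0.1,0.7],5],[[0,0,0],[0.9,0.1,0.8],5],[[0,0,0],[0.8,0.1,0.7],5],[[0,0,0],[0.9,0.1,0.8],5],[[0,0,0],[0.8,0,0.7],5],[[0,0,0],[0.8,0,0.7],5],[[0,0,0],[0.7,0,0.7],5],[[0,0,0],[0,0,0],5],[[0,0,0],[0,0,0],5]])

```text
clock: 54.75
tcp_pos: [0.5243, -0.3787, 0.0175]
orientation: [0.281, 0.676, 0.604, -0.316]
wrist_force: [0.2, 0.1, 0.4]
finger_gap: 0.0502
```

Run:
```python
from h import *
print(tool()[0])
snap("scene","s35",(90,200,300,340),3.7)
snap("top","t35",(280,130,400,260),4.5)
```

```text
[ 0.52425598 -0.37868751  0.01746131]
```

View pics/s35.png

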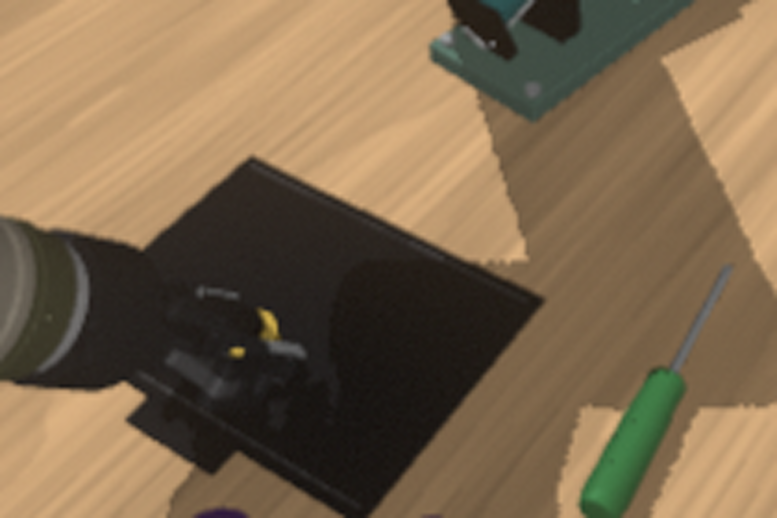

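Good; down 2 mm and close.

Request:
step_arm(targets=[[[0,0,0],[0.2,0,0.1],5],[[0,0,0],[0,0,0],5],[[0,0,0],[0,0,0],2.5],[[0,0,0],[0,0,0],2.5],[[0,0,0],[0,0,0],2.5],[[0,0,0],[0,0,0],2.5],[[0,0,0],[0,0,0],2.5],[[0,0,0],[0,0,0],2.5],[[0,0,0],[0,0,0],2.5],[[0,0,0],[0,0,0],2.5]])

```text
clock: 55.85
tcp_pos: [0.5245, -0.3784, 0.0157]
orientation: [0.282, 0.676, 0.604, -0.316]
wrist_force: [-0.5, -1.5, 5.1]
finger_gap: 0.0327
```

Run:
```python
from pk import *
pk(V(.5233,-.3882,.024),.228,tag="s36")
```

```text
[ 0.52450957 -0.37836755  0.01572155] [ 0.28186644  0.67577249  0.60359949 -0.31551627] 0.03267354999903697
lateral -9.582585292649318e-05
[[[0.0, 0.0, 0.0], [-3.07, 0.0, -2.57], 2.5], [[0.0, 0.0, 0.0], [-3.06, 0.0, -2.57], 2.5], [[0.0, 0.0, 0.0], [-3.07, 0.0, -2.56], 2.5], [[0.0, 0.0, 0.0], [-3.07, 0.0, -2.57], 2.5], [[0.0, -6.4, 0.0], [2.55, -0.66, -3.24], 2.5], [[0.0, -6.3, 0.0], [2.17, -0.67, -3.5], 2.5], [[0.0, -6.4, 0.0], [1.77, -0.66, -3.72], 2.5], [[0.0, -6.4, 0.0], [1.34, -0.67, -3.9], 2.5], [[0.0, -6.3, 0.0], [0.91, -0.66, -4.02], 2.5], [[0.0, -6.4, 0.0], [0.45, -0.67, -4.09], 2.5]] 10
[[[0.0, -6.3, 0.0], [0.0, -0.66, -4.12], 2.5], [[0.0, -6.4, 0.0], [-0.45, -0.67, -4.1], 2.5], [[0.0, -6.4, 0.0], [-0.91, -0.66, -4.02], 2.5], [[0.0, -6.3, 0.0], [-1.35, -0.67, -3.89], 2.5], [[0.0, -6.4, 0.0], [-1.77, -0.66, -3.72], 2.5]] 5
```

View pics/s36.png

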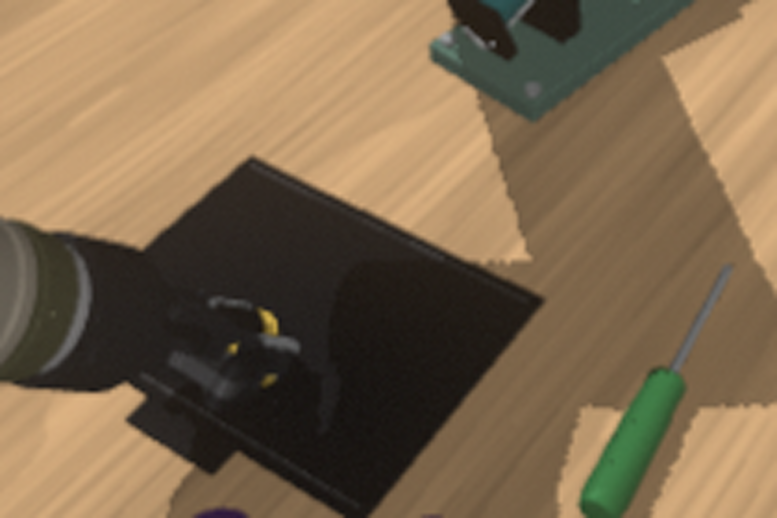

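Request:
step_arm(targets=[[[0,0,0],[-1.5,0,-1.2],2.5],[[0,0,0],[-3.6,0,-3],2.5],[[0,0,0],[-3.6,0,-3],2.5],[[0,0,0],[-3.6,0,-3.1],2.5],[[0,-6.4,0],[2.5,-0.7,-3.2],2.5],[[0,-6.3,0],[2.2,-0.7,-3.5],2.5],[[0,-6.4,0],[1.8,-0.7,-3.7],2.5],[[0,-6.4,0],[1.3,-0.7,-3.9],2.5],[[0,-6.3,0],[0.9,-0.6,-4],2.5],[[0,-6.4,0],[0.5,-0.7,-4.1],2.5]])

```text
clock: 56.9
tcp_pos: [0.5121, -0.1362, 0.188]
orientation: [0.46, 0.54, 0.482, -0.515]
wrist_force: [1.6, 0.7, 0.7]
finger_gap: 0.0327
```

Request:
step_arm(targets=[[[0,-6.3,0],[0,-0.7,-4.1],2.5],[[0,-6.4,0],[-0.4,-0.6,-4.1],2.5],[[0,-6.4,0],[-0.9,-0.7,-4],2.5],[[0,-6.3,0],[-1.3,-0.6,-3.9],2.5],[[0,-6.4,0],[-1.8,-0.7,-3.7],2.5],[[0,0,0],[0,0,0],2.5],[[0,0,0],[0,0,0],2.5],[[0,0,0],[0,0,0],2.5],[[0,0,0],[0,0,0],2.5],[[0,0,0],[0,0,0],2.5]])

```text
clock: 57.9
tcp_pos: [0.5027, 0.0679, 0.1982]
orientation: [-0.572, -0.38, -0.339, 0.643]
wrist_force: [-0.7, 0.1, -0.8]
finger_gap: 0.0329
```

Run:
```python
from chk import *
chk(.228,20,32,"c37")
```

```text
[0.50266785 0.06793671 0.19817278] 0.03287248081502099
[[[0.0, -0.2, 0.0], [0.65, -0.02, -0.96], 2.5], [[0.0, -0.2, 0.0], [0.65, -0.02, -0.96], 2.5], [[-0.1, -0.2, 0.0], [0.65, -0.03, -0.96], 2.5], [[0.0, -0.2, 0.1], [0.64, -0.02, -0.96], 2.5], [[0.0, -0.2, 0.0], [0.64, -0.02, -0.97], 2.5], [[0.0, -0.3, 0.0], [0.63, -0.02, -0.97], 2.5]] 6
[ 0.21939758 -0.00125256  0.09616726]
184 184.05978260869566 207.29891304347825 [[180.55821944 207.61353   ]]
```

View pics/c37s.png

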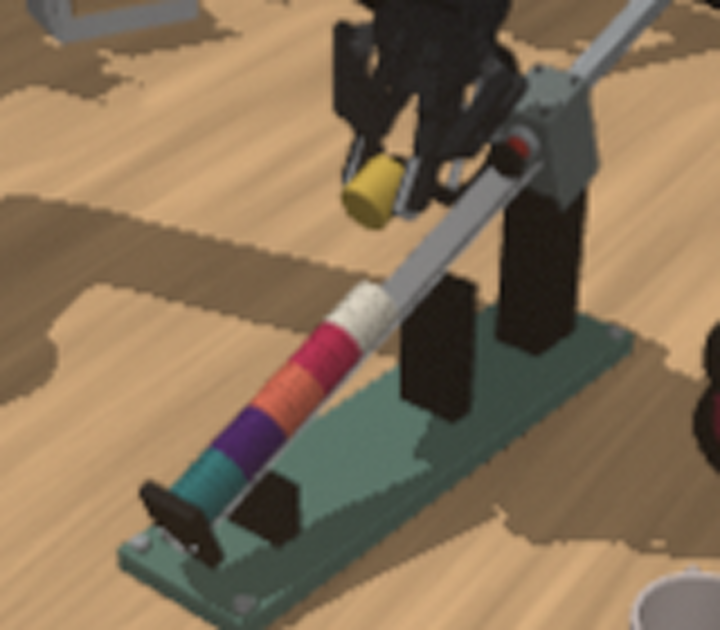

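View pics/c37t.png

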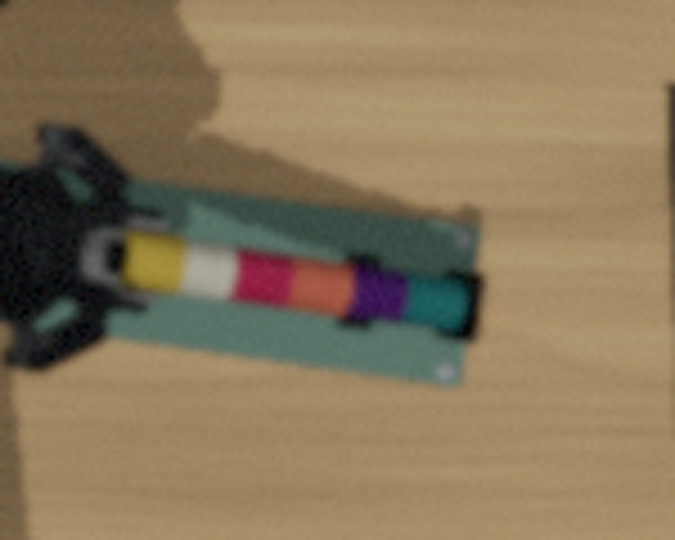

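Request:
step_arm(targets=[[[0,-0.2,0],[0.6,0,-1],2.5],[[0,-0.2,0],[0.7,0,-1],2.5],[[0,-0.2,0],[0.6,-0.1,-1],2.5],[[0,-0.2,0],[0.7,0,-1],2.5],[[0,-0.2,0],[0.6,0,-0.9],2.5],[[0,-0.3,0],[0.6,0,-0.9],2.5],[[0,0,0],[0,0,0],2.5],[[0,0,0],[0,0,0],2.5],[[0,0,0],[0,0,0],2.5],[[0,0,0],[0,0,0],2.5]])

```text
clock: 59.0
tcp_pos: [0.5054, 0.1021, 0.1365]
orientation: [-0.577, -0.372, -0.333, 0.646]
wrist_force: [2.8, 0.1, -1.5]
finger_gap: 0.0328
```

Run:
```python
from chk import *
chk(.228,20,32,"c38",n=2)
```

```text
[0.50538176 0.10205914 0.1365268 ] 0.032800604316049954
[[[0.0, 0.0, 0.0], [0.08, 0.0, 0.11], 2.5], [[0.0, 0.0, 0.0], [0.08, -0.01, 0.11], 2.5]] 2
[ 2.30686470e-01 -9.24662688e-05  2.63539869e-02]
147 176.87074829931973 206.19727891156464 [[171.52661416 206.91939292]]
```

View pics/c38s.png

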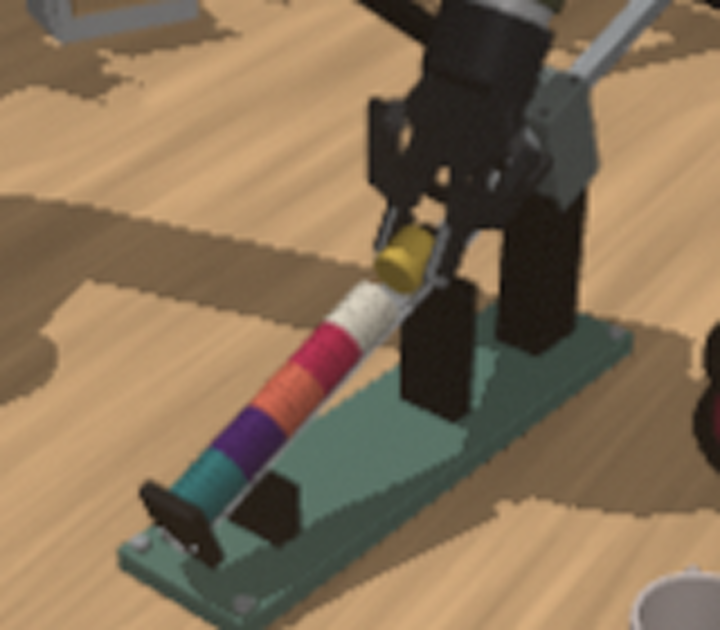

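Request:
step_arm(targets=[[[0,0,0],[0,0,0],4.6],[[0,0,0],[0,0,0],4.6],[[0,0,0],[0,0,0],4.6],[[0,0,0],[-1.5,0,0],4.6],[[0,0,0],[-2.5,0,0],4.6],[[0,0,0],[-3,0,0],4.6],[[0,0,0],[-3,0,0],4.6],[[0,0,0],[0,0,0],4.6],[[0,0,0],[0,0,0],4.6],[[0,0,0],[0,0,0],4.6]])

```text
clock: 60.1
tcp_pos: [0.5101, 0.1514, 0.2215]
orientation: [-0.577, -0.371, -0.333, 0.647]
wrist_force: [-0.2, 0.8, 0.8]
finger_gap: 0.0459
```

Run:
```python
from h import *
print(tool()[0],get_state()['wrist_force'],get_state()['joint_pos'])
snap("scene","s39",(180,90,340,230),4.5)
# to wheel, tilt +45 side start (winding in: from uphill to downhill)
p,r=tool()
plan([(wpose(45,.14)[0]*0+p+V(-.06,.02,.10),r,3,3.5),(*wpose(45,.11),9,3.5)])
```

```text
[0.51006452 0.15142489 0.22152233] [-0.18039543  0.77471374  0.79805178] [ 0.38677443  0.4698948   0.14207512  1.51682185 -0.45586094  2.13251227]
[[[0.0, 0.0, 0.0], [-3.1, -2.07, 1.29], 3.5], [[0.0, 0.0, 0.0], [-3.09, -2.08, 1.3], 3.5], [[0.0, 0.0, 0.0], [-3.1, -2.07, 1.29], 3.5], [[0.0, -1.6, 0.0], [-0.24, -0.08, -2.03], 3.5], [[0.0, -1.7, 0.0], [-0.3, -0.07, -2.02], 3.5], [[0.1, -1.6, 0.0], [-0.35, -0.08, -2.01], 3.5], [[0.0, -1.7, 0.1], [-0.41, -0.08, -2.0], 3.5], [[0.0, -1.6, 0.0], [-0.48, -0.08, -1.99], 3.5], [[0.0, -1.7, 0.0], [-0.52, -0.08, -1.97], 3.5], [[0.0, -1.6, 0.0], [-0.59, -0.08, -1.96], 3.5]] 10
[[[0.0, -1.7, 0.0], [-0.64, -0.08, -1.94], 3.5], [[0.1, -1.6, 0.0], [-0.7, -0.07, -1.92], 3.5]] 2
```

View pics/s39.png

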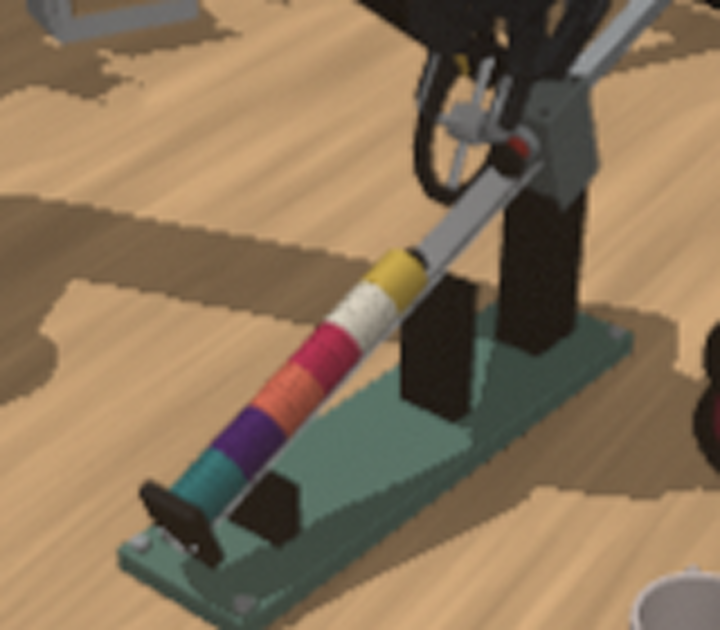

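Request:
step_arm(targets=[[[0,0,0],[-3.1,-2.1,1.3],3.5],[[0,0,0],[-3.1,-2.1,1.3],3.5],[[0,0,0],[-3.1,-2.1,1.3],3.5],[[0,-2,0],[-0.2,-0.1,-2],3.5],[[0,-2,0],[-0.3,-0.1,-2],3.5],[[0,-2,0],[-0.4,-0.1,-2],3.5],[[0,-2,0],[-0.4,-0.1,-2],3.5],[[0,-2.5,0],[-0.5,0,-2],3.5],[[0,-2.5,0],[-0.5,0,-2],3.5],[[0,-2.5,0],[-0.6,-0.1,-2],3.5]])

```text
clock: 61.15
tcp_pos: [0.4591, 0.3016, 0.2617]
orientation: [-0.617, -0.28, -0.251, 0.691]
wrist_force: [0.7, 0.1, 0.7]
finger_gap: 0.0353
```

Run:
```python
from h import *
print(tool()[0],get_state()['wrist_force'],get_state()['joint_pos'])
plan([(*wpose(50,.09),5,3.5),(*wpose(50,.036),5,3.5)])
```

```text
[0.45913953 0.30158204 0.26167714] [0.66768425 0.07670837 0.74195904] [ 0.70363527  0.8042501   0.6462276   2.05678145 -0.5121187   2.56014667]
[[[0.0, -0.8, 0.0], [0.04, -0.03, -0.89], 3.5], [[0.0, -0.9, 0.0], [0.04, -0.03, -0.88], 3.5], [[0.1, -0.8, 0.0], [0.01, -0.04, -0.89], 3.5], [[0.0, -0.9, 0.1], [0.01, -0.03, -0.89], 3.5], [[0.0, -0.8, 0.0], [-0.01, -0.03, -0.89], 3.5], [[0.0, 0.0, 0.0], [1.08, 0.0, 0.0], 3.5], [[0.0, 0.0, 0.0], [1.08, 0.0, 0.0], 3.5], [[0.0, 0.0, 0.0], [1.08, 0.0, 0.0], 3.5], [[0.0, 0.0, 0.0], [1.08, 0.0, 0.0], 3.5], [[0.0, 0.0, 0.0], [1.08, -0.01, 0.0], 3.5]] 10
```

Request:
step_arm(targets=[[[0,-0.8,0],[0,0,-0.9],3.5],[[0,-0.9,0],[0,0,-0.9],3.5],[[0,-0.8,0],[0,-0.1,-0.9],3.5],[[0,-0.9,0],[0,0,-0.9],3.5],[[0,-0.8,0],[0,-0.1,-0.9],3.5],[[0,0,0],[1.1,0,0],3.5],[[0,0,0],[1.1,0,0],3.5],[[0,0,0],[1.1,0,0],3.5],[[0,0,0],[0,0,0],3.5],[[0,0,0],[0,0,0],3.5]])

```text
clock: 62.15
tcp_pos: [0.4577, 0.3071, 0.209]
orientation: [-0.626, -0.256, -0.229, 0.7]
wrist_force: [-0.6, 0.3, 0.5]
finger_gap: 0.0348
```

Run:
```python
from h import *
print(tool()[0],get_state()['wrist_force'])
plan([(*wpose(50,.036),3,3.5)])
snap("top","t40",(50,160,200,280),4.5)
```

```text
[0.45770289 0.3070683  0.20902437] [-0.61791063  0.30611913  0.50861701]
[[[0.0, -0.1, 0.0], [0.77, 0.01, -0.02], 3.5], [[0.0, 0.0, 0.0], [0.77, 0.01, -0.02], 3.5], [[0.1, -0.1, 0.0], [0.78, 0.02, -0.02], 3.5]] 3
```

View pics/t40.png

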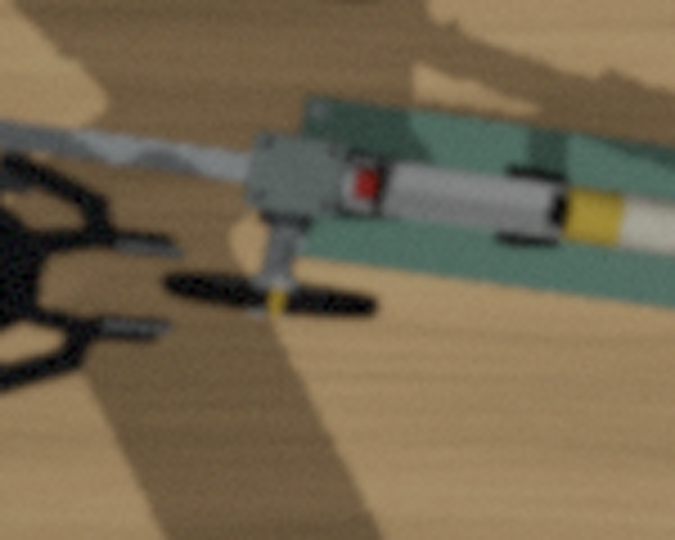

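Request:
step_arm(targets=[[[0,0,0],[1.2,0,0],3.5],[[0,0,0],[1.1,0,0],3.5],[[0,0,0],[0,0,0],3.5],[[0,0,0],[0,0,0],0.5],[[0,0,0],[0,0,0],0.5],[[0,0,0],[0,0,0],0.5],[[0,5,0],[0,0,0.31],0.5],[[0,5,0],[0,0,0.31],0.5],[[0,5,0],[0,0,0.31],0.5],[[0,5,0],[0,0,0.31],0.5]], force=90)

```text
clock: 63.2
tcp_pos: [0.4562, 0.2808, 0.1993]
orientation: [-0.576, -0.375, -0.335, 0.645]
wrist_force: [7.4, -7.4, -24.1]
finger_gap: 0.0112
```

Request:
step_arm(targets=[[[0,5,0],[0,0,0.31],0.5],[[0,5,0],[0,0,0.31],0.5],[[0,5,0],[0,0,0.31],0.5],[[0,5,0],[0,0,0.31],0.5],[[0,5,0],[0,0,0.31],0.5],[[0,5,0],[0,0,0.31],0.5],[[0,5,0],[0,0,0.31],0.5],[[0,5,0],[0,0,0.31],0.5],[[0,5,0],[0,0,0.31],0.5],[[0,5,0],[0,0,0.31],0.5]])

```text
clock: 64.2
tcp_pos: [0.4523, 0.2518, 0.1996]
orientation: [0.38, 0.61, 0.548, -0.427]
wrist_force: [25.1, 27.7, -62.6]
finger_gap: 0.0112
```

Run:
```python
from h import *
print(tool()[0],get_state()['wrist_force'],get_state()['joint_pos'])
x=tool()[1].apply([1,0,0]); print("tilt",np.rad2deg(np.arctan2(-x@U,-x[2])))
plan([(*wpose(-20,.036),1,.5)])
snap("scene","s41",(230,50,360,180),4.5)
```

```text
[0.45225428 0.25179604 0.19958191] [ 25.13211831  27.67317518 -62.59673564] [ 0.15094482  0.10365823 -0.34582332  1.03057676  0.3428764   1.84850629]
tilt -20.293205037123432
[[[0.0, -0.3, 0.3], [-0.5, -0.05, -0.01], 0.5]] 1
```

View pics/s41.png

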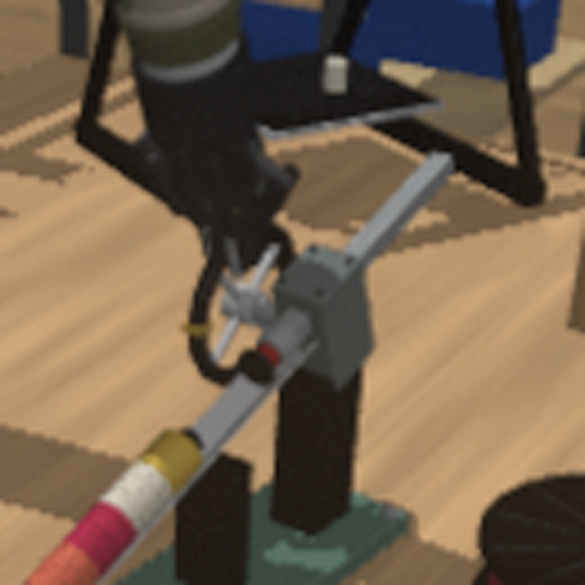

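Request:
step_arm(targets=[[[0,0,0],[0.25,0.1,0],0.5],[[0,0,0],[0.2,0.1,0],0.5],[[0,5,0],[0,0,0.29],0.5],[[0,5,0],[0,0,0.29],0.5],[[0,5,0],[0,0,0.29],0.5],[[0,5,0],[0,0,0.29],0.5],[[0,5,0],[0,0,0.29],0.5],[[0,0,0],[0,0,0],0.5],[[0,0,0],[0,0,0],3.5],[[0,0,0],[0,0,0],3.5]])

```text
clock: 65.25
tcp_pos: [0.4527, 0.2402, 0.1952]
orientation: [0.254, 0.689, 0.616, -0.284]
wrist_force: [0.2, 0.8, 0.4]
finger_gap: 0.0348
```

Run:
```python
from h import *
print(tool()[0],get_state()['wrist_force'],get_state()['joint_pos'])
x=tool()[1].apply([1,0,0]); print("tilt",np.rad2deg(np.arctan2(-x@U,-x[2])))
snap("scene","s42",(230,50,360,180),4.5)
p,r=tool()
plan([(p-.055*x,r,3,3.5),(*wpose(0,.10),6,3.5),(*wpose(50,.10),7,3.5),(*wpose(50,.036),4,3.5)])
```

```text
[0.45271376 0.24018028 0.19522056] [0.16172654 0.83378811 0.3598734 ] [-0.12069007  0.12126016 -0.52047884  0.93908534  0.78853684  1.55726694]
tilt -45.18263434874259
[[[0.0, 0.0, 0.0], [-1.83, 0.0, 0.0], 3.5], [[0.0, 0.0, 0.0], [-1.84, 0.0, 0.0], 3.5], [[0.0, 0.0, 0.0], [-1.83, 0.0, 0.0], 3.5], [[0.0, -7.5, 0.0], [0.3, -0.04, -1.15], 3.5], [[0.0, -7.6, 0.0], [0.14, -0.04, -1.17], 3.5], [[0.0, -7.5, 0.0], [-0.01, -0.03, -1.19], 3.5], [[0.1, -7.5, 0.0], [-0.17, -0.04, -1.17], 3.5], [[0.0, -7.5, 0.0], [-0.31, -0.04, -1.14], 3.5], [[0.0, -7.6, 0.0], [-0.47, -0.04, -1.09], 3.5], [[0.0, -7.1, 0.0], [0.51, 0.0, -1.09], 3.5]] 10
[[[0.0, -7.2, 0.0], [0.37, 0.0, -1.15], 3.5], [[0.0, -7.1, 0.0], [0.22, 0.0, -1.19], 3.5], [[0.0, -7.2, 0.0], [0.08, 0.0, -1.21], 3.5], [[0.0, -7.1, 0.0], [-0.08, 0.0, -1.2], 3.5], [[0.0, -7.1, 0.0], [-0.22, 0.0, -1.19], 3.5], [[0.0, -7.2, 0.0], [-0.37, 0.0, -1.15], 3.5], [[0.0, 0.0, 0.0], [1.6, 0.0, 0.0], 3.5], [[0.0, 0.0, 0.0], [1.6, 0.0, 0.0], 3.5], [[0.0, 0.0, 0.0], [1.6, 0.0, 0.0], 3.5], [[0.0, 0.0, 0.0], [1.6, 0.0, 0.0], 3.5]] 10
```

View pics/s42.png

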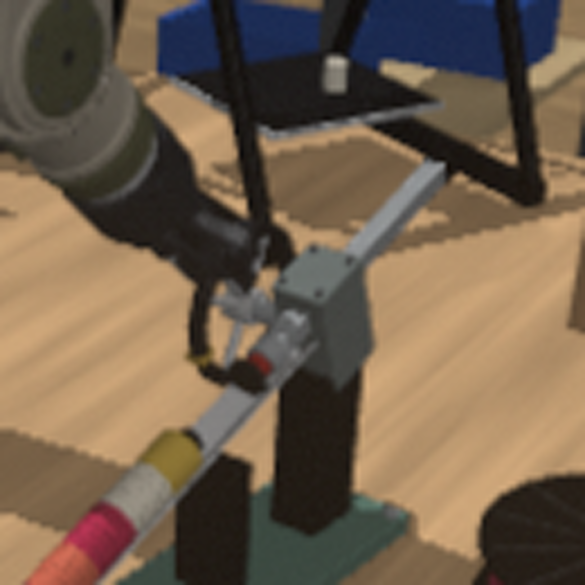

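Request:
step_arm(targets=[[[0,0,0],[-1.8,0,0],3.5],[[0,0,0],[-1.9,0,0],3.5],[[0,0,0],[-1.9,0,0],3.5],[[0,-7.5,0],[0.3,0,-1.2],3.5],[[0,-7.6,0],[0.1,-0.1,-1.2],3.5],[[0,-7.5,0],[0,0,-1.2],3.5],[[0,-7.5,0],[-0.2,-0.1,-1.2],3.5],[[0,-7.5,0],[-0.3,0,-1.1],3.5],[[0,-7.6,0],[-0.5,0,-1.1],3.5],[[0,-7.1,0],[0.5,0,-1.1],3.5]])

```text
clock: 66.3
tcp_pos: [0.4552, 0.2744, 0.2707]
orientation: [-0.502, -0.495, -0.439, 0.557]
wrist_force: [0.9, -1.0, -0.4]
finger_gap: 0.035
```

Request:
step_arm(targets=[[[0,-7.2,0],[0.4,0,-1.1],3.5],[[0,-7.1,0],[0.2,0,-1.2],3.5],[[0,-7.2,0],[0.1,0,-1.2],3.5],[[0,-7.1,0],[-0.1,0,-1.2],3.5],[[0,-7.1,0],[-0.2,0,-1.2],3.5],[[0,-7.2,0],[-0.4,0,-1.1],3.5],[[0,0,0],[0,0,0],3.5],[[0,0,0],[0,0,0],3.5],[[0,0,0],[0,0,0],3.5],[[0,0,0],[0,0,0],3.5]])

```text
clock: 67.3
tcp_pos: [0.4615, 0.3367, 0.242]
orientation: [-0.626, -0.259, -0.228, 0.699]
wrist_force: [0.1, -0.2, 0.6]
finger_gap: 0.0349
```

Run:
```python
from h import *
print(tool()[0],get_state()['wrist_force'],get_state()['joint_pos'])
x=tool()[1].apply([1,0,0]); print("tilt",np.rad2deg(np.arctan2(-x@U,-x[2])))
print(markangle((230+200/4.5-.5,50+360/4.5-.5)))
plan([(*wpose(50,.06),4,3.5),(*wpose(50,.034),3,3.5)])
```

```text
[0.46147835 0.33668602 0.2420201 ] [ 0.06791382 -0.18018238  0.56717329] [ 0.75154358  0.94502321  0.82185259  2.17440935 -0.51970858  2.63912588]
tilt 49.56036375170253
(np.float64(-120.99281576107701), np.float64(0.05428133959617827))
[[[-0.1, -0.1, 0.0], [1.08, -0.01, -0.16], 3.5], [[0.0, -0.1, -0.1], [1.08, 0.0, -0.16], 3.5], [[-0.1, -0.1, 0.0], [1.09, -0.01, -0.17], 3.5], [[0.0, -0.1, -0.1], [1.08, 0.0, -0.16], 3.5], [[0.0, 0.0, 0.0], [0.87, 0.0, 0.0], 3.5], [[0.0, 0.0, 0.0], [0.86, 0.0, 0.0], 3.5], [[0.0, 0.0, 0.0], [0.87, 0.0, 0.0], 3.5]] 7
```

Request:
step_arm(targets=[[[0,-0.4,0],[1.4,0,-0.2],3.5],[[0,0,0],[1.4,0,-0.2],3.5],[[0,0,0],[1.4,0,-0.2],3.5],[[0,0,0],[1.4,0,-0.1],3.5],[[0,0,0],[1.3,0,0],3.5],[[0,0,0],[0,0,0],3.5],[[0,0,0],[0,0,0],3.5],[[0,0,0],[0,0,0],0.5],[[0,0,0],[0,0,0],0.5],[[0,0,0],[0,0,0],0.5]])

```text
clock: 68.3
tcp_pos: [0.4576, 0.2894, 0.1889]
orientation: [-0.628, -0.254, -0.225, 0.7]
wrist_force: [3.7, 1.3, 6.9]
finger_gap: 0.0118
```

Request:
step_arm(targets=[[[0,5,0],[0.05,0,0.31],0.5],[[0,5,0],[0.05,0,0.31],0.5],[[0,5,0],[0.05,0,0.31],0.5],[[0,5,0],[0.05,0,0.31],0.5],[[0,5,0],[0.05,0,0.31],0.5],[[0,5,0],[0.05,0,0.31],0.5],[[0,5,0],[0.05,0,0.31],0.5],[[0,5,0],[0.05,0,0.31],0.5],[[0,5,0],[0,0,0.31],0.5],[[0,5,0],[0,0,0.31],0.5]])

```text
clock: 69.3
tcp_pos: [0.4542, 0.2644, 0.1981]
orientation: [0.471, 0.528, 0.473, -0.525]
wrist_force: [5.1, 13.2, -15.9]
finger_gap: 0.0117
```

Run:
```python
from h import *
print(tool()[0],get_state()['wrist_force'],get_state()['joint_pos'])
x=tool()[1].apply([1,0,0]); print("tilt",np.rad2deg(np.arctan2(-x@U,-x[2])))
plan([(*wpose(0,.036),1,.5)])
snap("scene","s43",(230,50,360,180),4.5)
```

```text
[0.45416852 0.26440717 0.19809316] [  5.05223676  13.1541763  -15.92908218] [ 0.37273921  0.22704255 -0.15132599  1.18906028  0.00285677  2.05260363]
tilt -0.23480732884445138
[[[0.2, -0.2, -0.1], [-0.84, -0.09, 0.21], 0.5]] 1
```

View pics/s43.png

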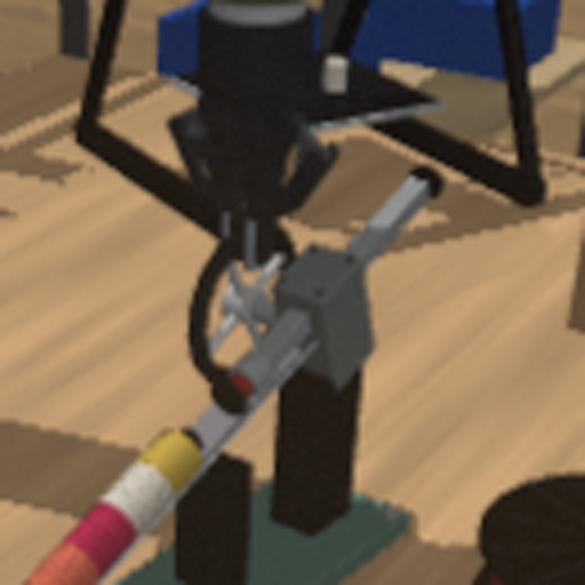

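Request:
step_arm(targets=[[[0,5,0],[0.05,0,0.29],0.5],[[0,5,0],[0.05,0,0.29],0.5],[[0,5,0],[0,0,0.29],0.5],[[0,5,0],[0,0,0.29],0.5],[[0,5,0],[0,0,0.29],0.5],[[0,5,0],[0,0,0.29],0.5],[[0,5,0],[0,0,0.29],0.5],[[0,5,0],[0,0,0.29],0.5],[[0,5,0],[0,0,0.29],0.5],[[0,0,0],[0,0,0],0.5]])

```text
clock: 70.35
tcp_pos: [0.4507, 0.2402, 0.1864]
orientation: [0.254, 0.688, 0.618, -0.284]
wrist_force: [25.5, 50.4, -34.0]
finger_gap: 0.0117
```

Run:
```python
from h import *
print(tool()[0],get_state()['wrist_force'],get_state()['joint_pos'])
x=tool()[1].apply([1,0,0]); print("tilt",np.rad2deg(np.arctan2(-x@U,-x[2])))
snap("scene","s44",(210,90,310,180),6)
```

```text
[0.45073109 0.24024408 0.18637349] [ 25.52559796  50.3709365  -33.98871975] [-0.12111067  0.12976469 -0.53514498  0.92082911  0.78853983  1.55205673]
tilt -45.18574905827712
```

View pics/s44.png

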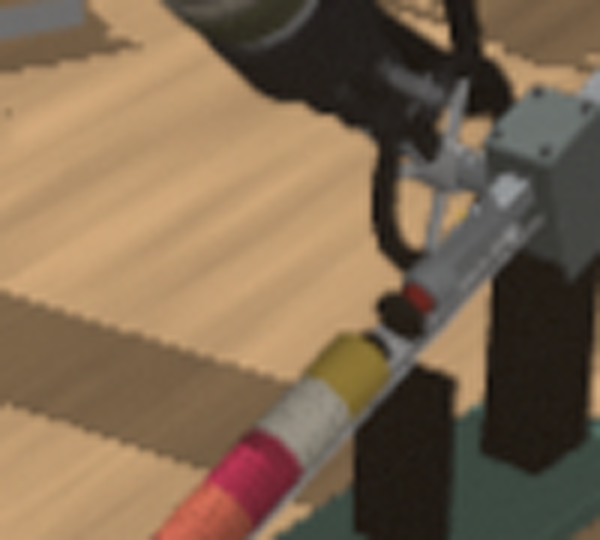

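Run:
```python
from h import *
for x in (.19,.211,.222,.232,.24,.245,.25,.255,.26,.27): print(x,((proj("scene",tf([x,0,.024]))[0]+.5-[210,90])*6).round(1))
```

```text
0.19 [322.6 402.3]
0.211 [348.5 373.4]
0.222 [361.9 358.5]
0.232 [374. 345.]
0.24 [383.6 334.3]
0.245 [389.6 327.6]
0.25 [395.5 320.9]
0.255 [401.5 314.3]
0.26 [407.4 307.7]
0.27 [419.2 294.6]
```

Request:
step_arm(targets=[[[0,0,0],[0,0,0],3.5],[[0,0,0],[0,0,0],3.5],[[0,0,0],[-1.8,0,0],3.5],[[0,0,0],[-2,0,0],3.5],[[0,0,0],[-2,0,0],3.5],[[0,0,0],[0,0,0],3.5],[[0,0,0],[0,0,0],3.5],[[0,0,0],[0,0,0],3.5],[[0,0,0],[0,0,0],3.5],[[0,0,0],[0,0,0],3.5]])

```text
clock: 71.4
tcp_pos: [0.4448, 0.1967, 0.2287]
orientation: [0.257, 0.687, 0.615, -0.288]
wrist_force: [0.3, -1.3, -0.3]
finger_gap: 0.0354
```

Run:
```python
from h import *
p,r=tool(); print(p)
snap("scene","s45",(210,90,310,180),6)
plan([(*wpose(0,.09),6,3.5),(*wpose(40,.09),5,3.5),(*wpose(40,.035),5,3.5)])
```

```text
[0.44480289 0.19673792 0.22874802]
[[[0.0, -7.4, 0.0], [0.4, 0.01, -1.16], 3.5], [[0.0, -7.5, 0.1], [0.24, 0.02, -1.2], 3.5], [[0.0, -7.4, 0.0], [0.09, 0.01, -1.22], 3.5], [[0.0, -7.4, 0.0], [-0.07, 0.01, -1.22], 3.5], [[0.0, -7.4, 0.0], [-0.23, 0.01, -1.2], 3.5], [[0.0, -7.5, 0.0], [-0.38, 0.02, -1.16], 3.5], [[0.0, -8.0, 0.0], [0.42, 0.0, -1.16], 3.5], [[0.0, -8.0, 0.0], [0.26, 0.0, -1.2], 3.5], [[0.0, -8.0, 0.0], [0.08, 0.0, -1.23], 3.5], [[0.1, -8.0, 0.0], [-0.08, 0.0, -1.23], 3.5]] 10
[[[0.0, -8.0, 0.0], [-0.26, 0.0, -1.21], 3.5], [[0.0, 0.0, 0.0], [1.1, 0.0, 0.0], 3.5], [[0.0, 0.0, 0.0], [1.1, 0.0, 0.0], 3.5], [[0.0, 0.0, 0.0], [1.1, 0.0, 0.0], 3.5], [[0.0, 0.0, 0.0], [1.1, 0.0, 0.0], 3.5], [[0.0, 0.0, 0.0], [1.1, 0.0, 0.0], 3.5]] 6
```

View pics/s45.png

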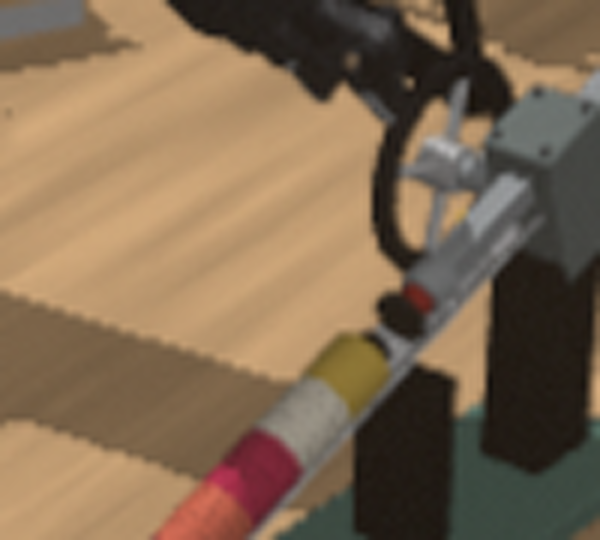

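Request:
step_arm(targets=[[[0,-7.4,0],[0.4,0,-1.2],3.5],[[0,-7.5,0],[0.2,0,-1.2],3.5],[[0,-7.4,0],[0.1,0,-1.2],3.5],[[0,-7.4,0],[-0.1,0,-1.2],3.5],[[0,-7.4,0],[-0.2,0.1,-1.2],3.5],[[0,-7.5,0],[-0.4,0,-1.2],3.5],[[0,-8,0],[0.4,0,-1.2],3.5],[[0,-8,0],[0.3,0,-1.2],3.5],[[0,-8,0],[0.1,0,-1.2],3.5],[[0,-8,0],[-0.1,0,-1.2],3.5]])

```text
clock: 72.45
tcp_pos: [0.459, 0.3092, 0.2451]
orientation: [-0.584, -0.36, -0.322, 0.652]
wrist_force: [-0.2, -0.3, -0.3]
finger_gap: 0.035
```

Request:
step_arm(targets=[[[0,-8,0],[-0.3,0,-1.2],3.5],[[0,0,0],[0,0,0],3.5],[[0,0,0],[0,0,0],3.5],[[0,0,0],[0,0,0],3.5],[[0,0,0],[0,0,0],3.5],[[0,0,0],[0,0,0],3.5],[[0,0,0],[0,0,0],3.5],[[0,0,0],[0,0,0],3.5],[[0,0,0],[0,0,0],3.5],[[0,0,0],[0,0,0],3.5]])

```text
clock: 73.45
tcp_pos: [0.4601, 0.3194, 0.241]
orientation: [-0.604, -0.315, -0.282, 0.676]
wrist_force: [-0.3, -0.7, 1.0]
finger_gap: 0.0349
```

Run:
```python
from h import *
print(markangle((210+460/6-.5,90+215/6-.5)))
x=tool()[1].apply([1,0,0]); print("tilt",np.rad2deg(np.arctan2(-x@U,-x[2])))
plan([(*wpose(40,.034),5,3.5)])
```

```text
(np.float64(151.9281461576913), np.float64(0.04333820867094284))
tilt 40.02017700532439
[[[0.0, 0.0, 0.0], [1.14, -0.01, -0.03], 3.5], [[0.0, 0.0, 0.0], [1.14, -0.01, -0.02], 3.5], [[0.1, 0.0, 0.0], [1.13, -0.02, -0.03], 3.5], [[0.0, 0.0, 0.0], [1.14, -0.01, -0.03], 3.5], [[0.0, 0.0, 0.0], [1.14, -0.01, -0.03], 3.5]] 5
```

Request:
step_arm(targets=[[[0,0,0],[1.2,0,0],3.5],[[0,0,0],[1.2,0,0],3.5],[[0,0,0],[1.2,0,-0.1],3.5],[[0,0,0],[1.1,0,0],3.5],[[0,0,0],[1,0,0],3.5],[[0,0,0],[0,0,0],3.5],[[0,0,0],[0,0,0],3.5],[[0,0,0],[0,0,0],0.5],[[0,0,0],[0,0,0],0.5],[[0,0,0],[0,0,0],0.5]])

```text
clock: 74.45
tcp_pos: [0.4568, 0.2844, 0.197]
orientation: [-0.604, -0.315, -0.282, 0.675]
wrist_force: [3.5, 1.1, 2.7]
finger_gap: 0.0114
```

Request:
step_arm(targets=[[[0,5,0],[0.05,0,0.31],0.5],[[0,5,0],[0.05,0,0.31],0.5],[[0,5,0],[0.05,0,0.31],0.5],[[0,5,0],[0.05,0,0.31],0.5],[[0,5,0],[0.05,0,0.31],0.5],[[0,5,0],[0.05,0,0.31],0.5],[[0,5,0],[0.05,0,0.31],0.5],[[0,5,0],[0.05,0,0.31],0.5],[[0,5,0],[0,0,0.31],0.5],[[0,0,0],[0,0,0],0.5]])

```text
clock: 75.45
tcp_pos: [0.4531, 0.2576, 0.2004]
orientation: [0.448, 0.551, 0.493, -0.503]
wrist_force: [7.5, 9.4, -17.9]
finger_gap: 0.0117
```

Run:
```python
from h import *
print(get_state()['wrist_force'])
x=tool()[1].apply([1,0,0]); print("tilt",np.rad2deg(np.arctan2(-x@U,-x[2])))
snap("scene","s46",(220,100,310,170),8)
```

```text
[  7.47547433   9.39863878 -17.87919939]
tilt -5.328488414649942
```

View pics/s46.png

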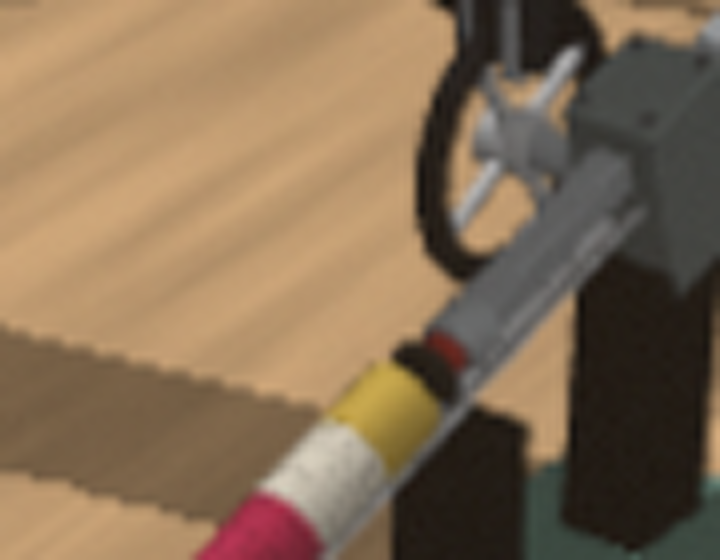

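Run:
```python
from h import *
for x in (.19,.222,.232,.235,.24,.245,.25,.255,.26): print(x,[((proj("scene",tf([x,0,z]))[0]+.5-[220,100])*8).round(1).tolist() for z in (.024,.0385)])
```

```text
0.19 [[350.1, 456.4], [341.6, 428.8]]
0.222 [[402.5, 397.9], [394.7, 370.1]]
0.232 [[418.6, 380.0], [411.0, 352.0]]
0.235 [[423.4, 374.6], [415.9, 346.6]]
0.24 [[431.4, 365.7], [424.0, 337.7]]
0.245 [[439.4, 356.8], [432.1, 328.7]]
0.25 [[447.4, 347.9], [440.2, 319.8]]
0.255 [[455.3, 339.1], [448.2, 310.9]]
0.26 [[463.2, 330.3], [456.2, 302.1]]
```

Request:
step_arm(targets=[[[0,4.5,0],[0.05,0,0.28],0.5],[[0,4.5,0],[0.05,0,0.28],0.5],[[0,4.5,0],[0.05,0,0.28],0.5],[[0,4.5,0],[0.05,0,0.28],0.5],[[0,0,0],[0,0,0],0.5],[[0,0,0],[0,0,0],0.5],[[0,0,0],[0,0,0],0.5],[[0,0,0],[0,0,0],0.5],[[0,0,0],[0,0,0],0.5],[[0,0,0],[0,0,0],0.5]])

```text
clock: 76.5
tcp_pos: [0.4519, 0.2482, 0.1963]
orientation: [0.367, 0.621, 0.557, -0.411]
wrist_force: [9.8, 13.5, -18.0]
finger_gap: 0.0116
```

Run:
```python
from h import *
print(get_state()['wrist_force'])
x=tool()[1].apply([1,0,0]); print("tilt",np.rad2deg(np.arctan2(-x@U,-x[2])))
snap("scene","s47",(220,100,310,170),8)
snap("top","t47",(100,170,220,240),6)
```

```text
[  9.81204121  13.47029868 -18.02859265]
tilt -23.117940492536842
```

View pics/s47.png

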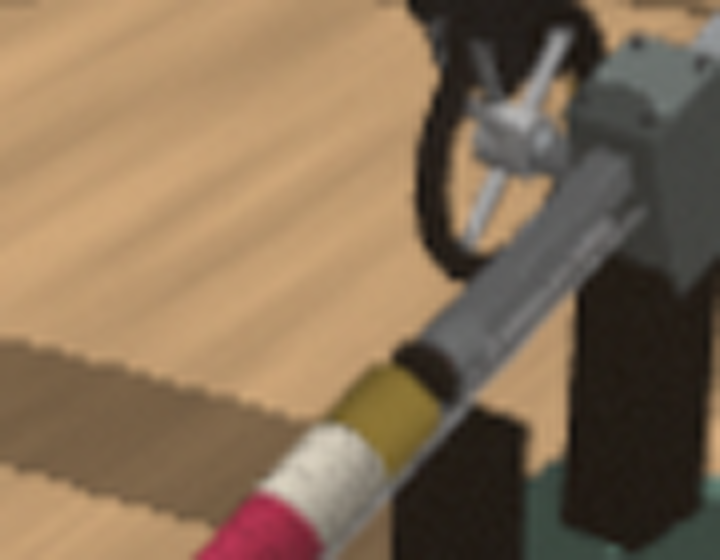

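View pics/t47.png

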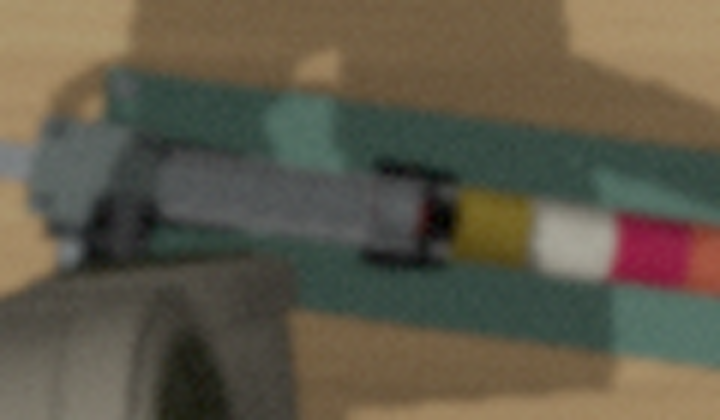

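Request:
step_arm(targets=[[[0,0,0],[0,0,0],3.5],[[0,0,0],[0,0,0],3.5],[[0,0,0],[-1.8,0,0],3.5],[[0,0,0],[-2.5,0,0],3.5],[[0,0,0],[-2.5,0,0],3.5],[[0,0,0],[-3,0,0],3.5],[[0,0,0],[-3,-3,0],3.5],[[0,0,0],[-1,-4,0],3.5],[[0,0,0],[0,-4,0],3.5],[[0,0,0],[0,0,0],3.5]])

```text
clock: 77.6
tcp_pos: [0.3325, 0.2054, 0.3264]
orientation: [0.368, 0.621, 0.556, -0.412]
wrist_force: [0.8, 0.3, -0.5]
finger_gap: 0.0349
```

Run:
```python
from h import *
print(tool()[0],get_state()['wrist_force'])
snap("scene","s48",(220,80,320,170),7)
snap("top","t48",(70,170,220,245),5)
```

```text
[0.33247338 0.20544309 0.3263943 ] [ 0.82986354  0.33121598 -0.46708236]
```

View pics/s48.png

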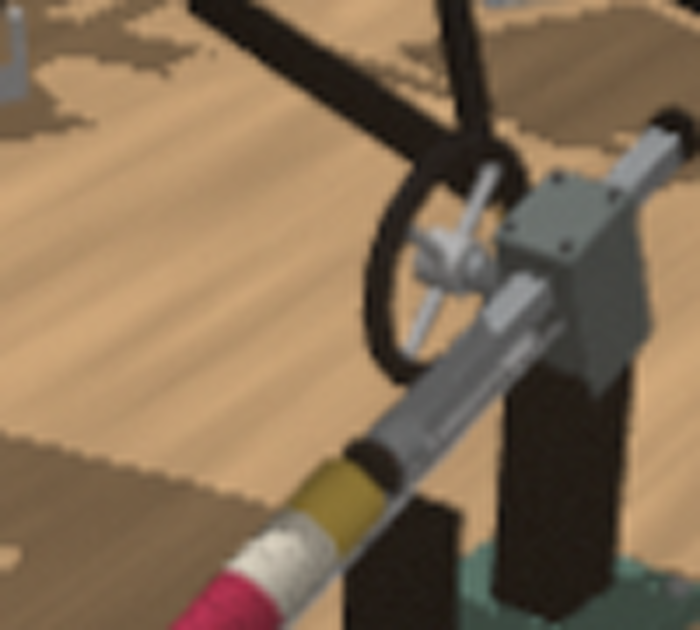

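View pics/t48.png

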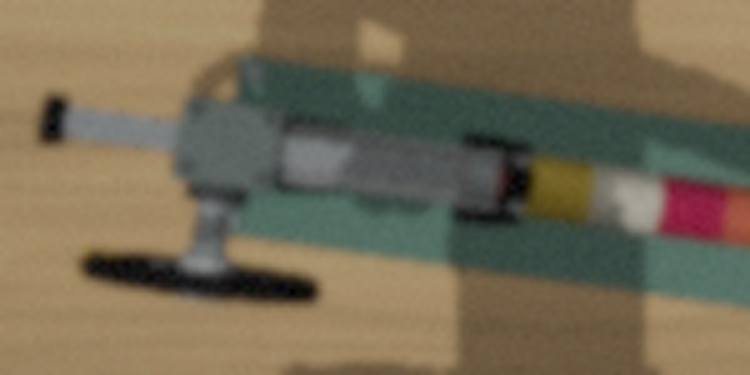

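Run:
```python
from h import *
from scipy.optimize import minimize_scalar
old={"top":cv2.imread("pics/t9.png"),"scene":cv2.imread("pics/s9.png")}
new={}
for n in("top","scene"): 
    im=read_camera(n); new[n]=im[:,:,::-1].copy(); cv2.imwrite(f"pics/n49{n}.png",new[n])
for n in("top","scene"):
    for tag,im in(("old",old[n]),("new",new[n])):
        g=im.astype(int).sum(2)/3
        for xg in ((.53,.62) if 0 else (0,)):
            pass
        # predicted cap position search: find darkest blob near the axis line
        xs=np.arange(.40,.62,.001); P=proj(n,np.array([tf([x,0,.024]) for x in xs]))
        v=[cv2.getRectSubPix(im.astype(np.float32),(3,3),(float(a),float(b))).mean() for a,b in P]
        v=np.array(v); i=v[30:].argmin()+30; 
        print(n,tag,xs[i],v[i].round(0),P[i].round(1), np.array2string(v[max(0,i-25):i+25:3].round(0)))
```

```text
top old 0.5700000000000002 28.0 [ 32.9 188.9] [129. 129. 127. 126. 127. 123. 103.  65.  33.  29.  55.  90. 114. 121.
 121. 122. 121.]
top new 0.4640000000000001 29.0 [ 79.9 195. ] [126. 127. 127. 126. 125. 117.  93.  56.  32.  37.  69. 101. 118. 123.
 123. 123. 123.]
scene old 0.5830000000000002 32.0 [334.5  77.1] [140. 142. 138. 136. 115.  92.  65.  44.  34.  37.  53.  69.  83.  91.
  95.  95.  96.]
scene new 0.5490000000000002 21.0 [329.1  83.2] [112. 123. 125. 110.  81.  50.  31.  22.  21.  22.  23.  28.  39.  53.
  70.  81.  88.]
```

Run:
```python
from h import *
ims={("top","old"):"pics/t9.png",("top","new"):"pics/n49top.png",("scene","old"):"pics/s9.png",("scene","new"):"pics/n49scene.png"}
rng={"old":(.54,.62),"new":(.435,.51)}
for (n,tag),f in ims.items():
    im=cv2.imread(f).astype(np.float32)
    xs=np.arange(*rng[tag],.001); best=None
    for dy in (0,):
        P=proj(n,np.array([tf([x,dy,.024]) for x in xs]))
        v=np.array([cv2.getRectSubPix(im,(3,3),(float(a),float(b))).mean() for a,b in P])
        i=v.argmin() if n=="top" else v[:45].argmin()
        lo=max(0,i-22);hi=i+22; w=np.clip(90-v[lo:hi],0,None)
        print(n,tag,xs[i],"edge(bright->dark at 75):",np.interp(0,[0],[xs[i]]),(xs[lo:hi]*w).sum()/w.sum(),end=" ")
        # downhill edge crossing
        j=i
        while v[j]<78: j-=1
        print("edge",xs[j]+.001*(v[j]-78)/(v[j]-v[j+1]), v[::4].round(0))
```

```text
top old 0.5700000000000001 edge(bright->dark at 75): 0.5700000000000001 0.570917468384187 edge 0.5649882684098557 [128. 129. 129. 127. 127. 123.  91.  40.  29.  67. 108. 121. 121. 122.
 121. 121. 121. 121. 121. 120.]
top new 0.464 edge(bright->dark at 75): 0.464 0.46395795399636097 edge 0.45822553942108063 [126. 126. 127. 127. 125. 111.  68.  32.  47.  92. 118. 123. 123. 123.
 121. 121. 122. 121. 122.]
scene old 0.5830000000000001 edge(bright->dark at 75): 0.5830000000000001 0.5834254033996681 edge 0.574510571000632 [141. 141. 141. 140. 141. 141. 138. 129. 100.  65.  40.  33.  53.  74.
  89.  95.  95.  96.  97.  97.]
scene new 0.47400000000000003 edge(bright->dark at 75): 0.47400000000000003 0.47474520076181853 edge 0.46620310349646027 [138. 139. 140. 140. 139. 138. 135. 108.  70.  40.  32.  51.  74.  89.
  95.  95.  95.  95.  95.]
```

Run:
```python
from h import *
for n in("top","scene"):
    im=cv2.imread(f"pics/n49{n}.png").astype(np.float32)
    xs=np.arange(-.01,.29,.0005); y,z=(0,.041) if n=="top" else (0,.041)
    P=proj(n,np.array([tf([x,y,z]) for x in xs]))
    v=np.array([cv2.getRectSubPix(im,(3,3),(float(a),float(b))).mean((0,1)) for a,b in P])
    d=np.linalg.norm(v[8:]-v[:-8],axis=1); xm=xs[4:-4]
    pk=[(round(float(xm[i]),4),int(d[i])) for i in range(8,len(d)-8) if d[i]==d[i-8:i+9].max() and d[i]>18]
    print(n,pk)
    for x in np.arange(.2,.29,.004): 
        i=np.argmin(abs(xs-x)); print(round(x,3),v[i].round(0)[::-1],end="; ")
    print()
```

```text
top [(-0.0015, 37), (0.0385, 26), (0.0745, 45), (0.1155, 22), (0.15, 59), (0.1725, 28), (0.191, 25), (0.2245, 47), (0.2395, 43)]
0.2 [109.  93.  34.]; 0.204 [109.  93.  34.]; 0.208 [108.  92.  34.]; 0.212 [107.  92.  34.]; 0.216 [104.  89.  32.]; 0.22 [91. 77. 27.]; 0.224 [59. 50. 19.]; 0.228 [24. 21. 13.]; 0.232 [16. 12. 14.]; 0.236 [33. 22. 22.]; 0.24 [59. 46. 45.]; 0.244 [77. 71. 71.]; 0.248 [81. 82. 82.]; 0.252 [79. 82. 83.]; 0.256 [77. 79. 79.]; 0.26 [78. 78. 78.]; 0.264 [81. 82. 82.]; 0.268 [82. 85. 85.]; 0.272 [82. 85. 85.]; 0.276 [82. 85. 85.]; 0.28 [83. 86. 86.]; 0.284 [83. 85. 86.]; 0.288 [82. 85. 85.]; 
scene [(0.0015, 45), (0.039, 35), (0.075, 58), (0.1145, 24), (0.152, 78), (0.173, 42), (0.19, 24), (0.225, 36), (0.235, 38), (0.265, 46), (0.283, 38)]
0.2 [123. 102.  48.]; 0.204 [122. 102.  48.]; 0.208 [122. 101.  48.]; 0.212 [122. 101.  48.]; 0.216 [122. 102.  50.]; 0.22 [116.  96.  52.]; 0.224 [93. 76. 48.]; 0.228 [70. 57. 41.]; 0.232 [80. 65. 50.]; 0.236 [103.  87.  70.]; 0.24 [122. 106.  88.]; 0.244 [128. 113.  95.]; 0.248 [129. 114.  96.]; 0.252 [132. 115.  96.]; 0.256 [136. 117.  97.]; 0.26 [135. 116.  95.]; 0.264 [116. 101.  85.]; 0.268 [84. 76. 67.]; 0.272 [66. 62. 57.]; 0.276 [62. 58. 55.]; 0.28 [79. 72. 65.]; 0.284 [106.  93.  79.]; 0.288 [128. 111.  92.];
```

Run:
```python
from h import *
plan([(*wpose(-23,.115),5,3.5),(*wpose(-23,.034),5,3.5)])
```

```text
[[[0.0, 0.0, 0.0], [1.1, 2.17, -0.07], 3.5], [[0.0, 0.0, 0.0], [1.1, 2.17, -0.08], 3.5], [[0.0, 0.0, 0.0], [1.09, 2.17, -0.07], 3.5], [[0.0, 0.0, 0.0], [1.1, 2.17, -0.08], 3.5], [[0.0, 0.0, 0.0], [1.1, 2.17, -0.07], 3.5], [[0.0, 0.0, 0.0], [1.62, 0.0, 0.0], 3.5], [[0.0, 0.0, 0.0], [1.62, 0.0, 0.0], 3.5], [[0.0, 0.0, 0.0], [1.62, 0.0, 0.0], 3.5], [[0.0, 0.0, 0.0], [1.62, 0.0, -0.01], 3.5], [[0.0, 0.0, 0.0], [1.62, 0.0, 0.0], 3.5]] 10
```

Request:
step_arm(targets=[[[0,0,0],[1.1,2.2,-0.1],3.5],[[0,0,0],[1.1,2.2,-0.1],3.5],[[0,0,0],[1.1,2.2,0],3.5],[[0,0,0],[1.1,2.2,-0.1],3.5],[[0,0,0],[1.1,2.1,-0.1],3.5],[[0,0,0],[1.2,0,0],3.5],[[0,0,0],[0,0,0],3.5],[[0,0,0],[0,0,0],3.5],[[0,0,0],[0,0,0],3.5],[[0,0,0],[0,0,0],3.5]])

```text
clock: 78.8
tcp_pos: [0.4485, 0.2226, 0.2656]
orientation: [0.368, 0.622, 0.556, -0.412]
wrist_force: [-0.6, 0.1, -0.1]
finger_gap: 0.0351
```

Run:
```python
from h import *
print(tool()[0])
plan([(*wpose(-23,.034),5,3.5)])
```

```text
[0.44848996 0.22261725 0.26557919]
[[[0.0, 0.0, 0.0], [1.38, 0.0, 0.01], 3.5], [[0.0, 0.0, 0.0], [1.39, 0.0, 0.0], 3.5], [[0.0, 0.0, 0.0], [1.38, 0.0, 0.01], 3.5], [[0.0, 0.0, 0.0], [1.38, 0.0, 0.0], 3.5], [[0.0, 0.0, 0.0], [1.39, 0.0, 0.01], 3.5]] 5
```

Request:
step_arm(targets=[[[0,0,0],[1.4,0,0],3.5],[[0,0,0],[1.4,0,0],3.5],[[0,0,0],[1.4,0,0],3.5],[[0,0,0],[1.4,0,0],3.5],[[0,0,0],[1.3,0,0],3.5],[[0,0,0],[0,0,0],3.5],[[0,0,0],[0,0,0],3.5],[[0,0,0],[0,0,0],0.5],[[0,0,0],[0,0,0],0.5],[[0,0,0],[0,0,0],0.5]])

```text
clock: 79.8
tcp_pos: [0.4522, 0.2492, 0.2027]
orientation: [0.368, 0.622, 0.555, -0.411]
wrist_force: [0.1, -2.5, 6.0]
finger_gap: 0.0109
```

Request:
step_arm(targets=[[[0,-2,0],[0,0,-0.13],0.5],[[0,-2.5,0],[0,0,-0.16],0.5],[[0,-2.5,0],[0,0,-0.16],0.5],[[0,0,0],[0,0,0],0.5],[[0,0,0],[0,0,0],0.5],[[0,0,0],[0,0,0],0.5],[[0,0,0],[0,0,0],0.5],[[0,0,0],[0,0,0],0.5],[[0,0,0],[0,0,0],0.5],[[0,0,0],[0,0,0],0.5]])

```text
clock: 80.8
tcp_pos: [0.4528, 0.2537, 0.2045]
orientation: [0.401, 0.596, 0.532, -0.448]
wrist_force: [-0.5, -1.3, 7.4]
finger_gap: 0.011
```

```bash
cat > cap.py <<'E'
from h import *
def cap(which=("top","scene")):
  for n in which:
    im=read_camera(n)[:,:,::-1].copy(); cv2.imwrite(f"pics/cap_{n}.png",im); im=im.astype(np.float32)
    xs=np.arange(.435,.51,.001)
    P=proj(n,np.array([tf([x,0,.024]) for x in xs]))
    v=np.array([cv2.getRectSubPix(im,(3,3),(float(a),float(b))).mean() for a,b in P])
    i=v.argmin() if n=="top" else v[:48].argmin()
    lo=max(0,i-22);hi=i+22; w=np.clip(90-v[lo:hi],0,None)
    c=(xs[lo:hi]*w).sum()/w.sum(); ref={"top":.5709,"scene":.5834}[n]
    print(n,"cap",c,"travel mm",(ref-c)*1000, "min at",xs[i],v[i])
E
python3 - <<'E'
from cap import *
print(get_state()['wrist_force']); x=tool()[1].apply([1,0,0]); print("tilt",np.rad2deg(np.arctan2(-x@U,-x[2])))
cap()
snap("scene","s50",(220,80,320,170),7)
snap("top","t50",(70,170,220,245),5)
E
```

```text
[-0.54190067 -1.28370526  7.39887473]
tilt -16.06971878289584
top cap 0.4668134363830578 travel mm 104.08656361694219 min at 0.466 29.615078
scene cap 0.4779469189403337 travel mm 105.45308105966633 min at 0.47700000000000004 34.861332
```

View pics/s50.png

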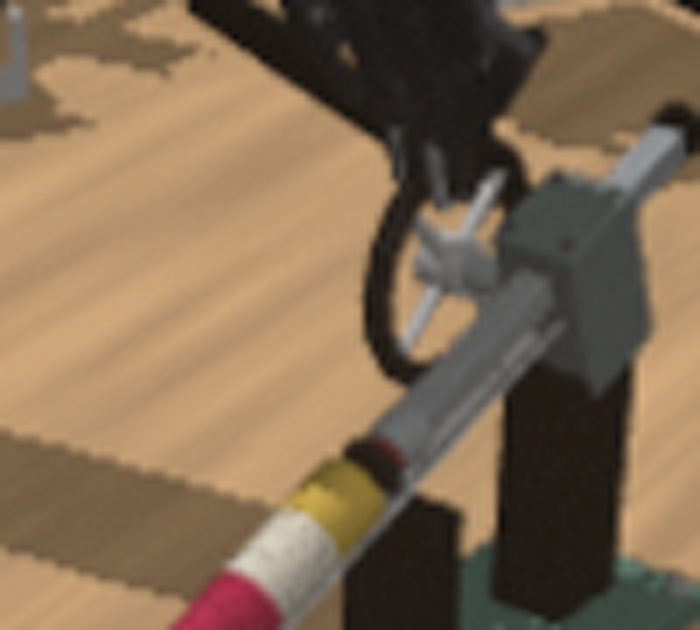

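View pics/t50.png

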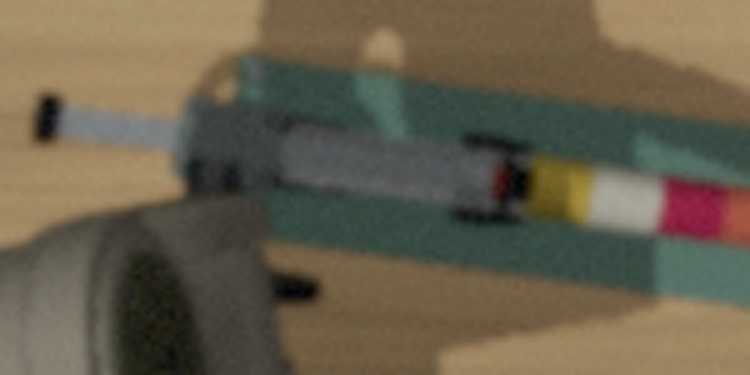

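Request:
step_arm(targets=[[[0,0,0],[0,0,0],3.5],[[0,0,0],[0,0,0],3.5],[[0,0,0],[-1.8,0,0],3.5],[[0,0,0],[-2.5,0,0],3.5],[[0,0,0],[-2.5,0,0],3.5],[[0,0,0],[-3,0,0],3.5],[[0,0,0],[-3,-3,0],3.5],[[0,0,0],[-1,-4,0],3.5],[[0,0,0],[0,-3,0],3.5],[[0,0,0],[0,0,0],3.5]])

```text
clock: 82.0
tcp_pos: [0.3449, 0.2272, 0.3364]
orientation: [0.401, 0.595, 0.533, -0.449]
wrist_force: [0.8, -0.5, 0.4]
finger_gap: 0.0353
```

Run:
```python
from cap import *
print(get_state()['wrist_force'],tool()[0])
cap()
snap("scene","s51",(180,80,330,230),4)
snap("top","t51",(70,170,270,245),4)
```

```text
[ 0.83684753 -0.47115439  0.36931435] [0.34486969 0.2272474  0.33641873]
top cap 0.4668067990933219 travel mm 104.09320090667806 min at 0.466 29.170242
scene cap 0.4780287869806873 travel mm 105.37121301931273 min at 0.47700000000000004 34.912125
```

View pics/s51.png

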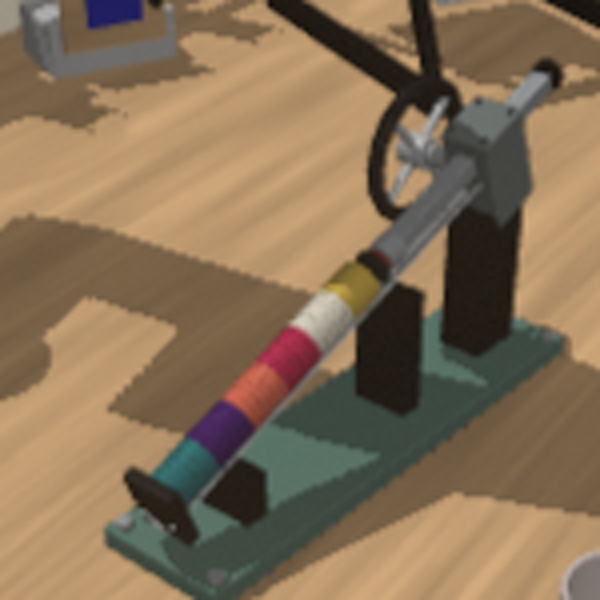

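View pics/t51.png

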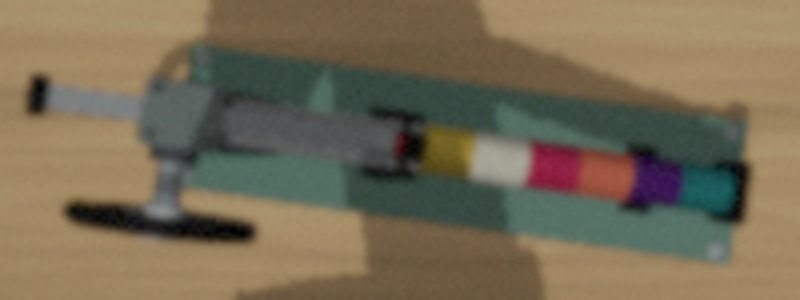

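```bash
python3 -c "
from workcell import *
print(hand_in())"
```

```text
the job is handed in; nothing more can be done
None
```

The job is handed in at about 82 s of the 210 s allowed. No verdict was reported.

**What I did**
- **Handwheel:** I wound it back in two strokes until it stopped turning; a further push only slipped on the rim. The yellow mark's angle agreed with a reading near 0.
- **Sections:** All five went into the trough in the order teal, violet, coral, pink, ivory. The violet one was the middle-sized part on the sheet; the larger and smaller look-alikes on the bench were left alone.
- **Plug:** It went in last, with its stub facing the ram.
- **Clamp:** I wound in over three strokes, went a little too far (about 8–10 mm), and backed off about 7°. Then I let go and moved the arm clear.

**Last checks**
- Both camera views show the row unbroken against the stop, with the plug uphill and the pad on its stub.
- Ram travel measured 104.1 mm from the top camera and 105.4 mm from the scene camera. Contact is at 98 mm by the given sizes, so the pad is pressed back about 6 to 7.4 mm. The views disagree by about 1.3 mm, but both fall inside the 3–9.5 mm range.
- The arm is clear of everything: the wrist force was about 1 N after retreat.
- I made no closing measurement of the spool, mug and screwdriver. I never went near them, and they looked undisturbed in the pictures that showed them.

**What went wrong on the way**
- On teal, coral and pink the tool stopped about 1 cm higher than commanded at the pick. I regripped pink lower; the other two held as they were.
- Wrist force reached about 73 N while winding, against the 120 N limit.

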